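# Load the clip chute of a bag-closing machine

### The job

Get the bag-closing machine ready for its next run: push the yellow gate fully across the low end of the sloping chute rail, then load every blue clip at the rail's high end so that each sits astride the rail back up, legs down, and slides down into the queue. Set the orange-handled steel weight astride the rail behind the last clip, and only then press the green dome switch until it snaps and stays down. Do not disturb the bottle, the pan or the carton.

Things in the scene. Friction and masses are not known exactly. Their poses are not given: they have to be found in the camera images.
- rail (a point): Fixed. Low end of the chute, a steel rail 20 mm wide, 26 mm deep, 310 mm long, sloping at 0.61 rad (35 deg). Point: middle of its top face at the end, where the closed gate stops the first clip, about 100 mm above the table. x level, across the rail; y up along the rail; z square to its top face. Clips and weight straddle the rail and slide down it by themselves.
- rail_top (a point): Middle of the rail's top face at its high, loading end (310 mm up the rail from the low end); nothing stands beyond it. Axes as point rail. The two posts, 30 and 200 mm up the rail, are under it and narrower than it (16 mm), so both its sides are free for fingers. A teal machine, 240 mm tall, on the same base, begins about 80 mm past the low end.
- gate (a joint): Slide gate at the rail's low end: yellow plate 50 mm wide with a black knob. 0 = open (off to one side of the rail, the rail's -x side), 0.050 m = closed, against its stop, across the rail's end. It slides along the rail's +x axis with about 2 N of friction and stays where it is left.
- gate_knob (a point): Centre of the grip part of the gate's black knob, 16 mm by 16 mm and 40 mm tall (leaning with the rail's slope), reaching 14 mm above this point; the 50 mm wide plate's top edge lies 26 mm below this point, so there is room for fingertips. It moves with the gate. Axes as the rail's.
- dome (a joint): Green dome switch that snaps through. 0 = up, 0.006 m = fully down; it resists with up to 7 N, fading to nothing at 0.0035 m, then snaps down by itself and stays down.
- dome_top (a point): Top of the green dome (36 mm across, flat of 14 mm on top), facing straight up, 65 mm above the table when up, in the middle of a fixed grey pod 100 mm square and 45 mm tall. Moves with the dome.
- weight_grip (a point): Middle of the orange grip bar (14 mm thick in x, 40 mm long in y, from 25 mm below to 19 mm above this point) on the follower weight: loose dark steel U, about 0.3 kg, 40 mm wide (x), 50 mm long (y), 30 mm tall, slot 26 mm wide, 20 mm deep along y. Starts legs down. This point is 55 mm above its feet, z up out of its top. Seated, it lies 35 mm above the rail's top face.
- spray: Bystander: white bottle with blue cap, 60 mm across, 160 mm tall; origin under its centre. Leave alone.
- pan: Bystander: steel pan 100 by 150 by 35 mm; origin under its centre. Leave alone.
- carton: Bystander: cardboard box 90 by 120 by 60 mm; origin under its centre. Leave alone.
- flat1_c (a point): Centre of a loose blue plastic U clip, 30 g: 36 mm wide (x), 40 mm long (y), 26 mm tall (z), legs 5 mm, back 6 mm thick with a white stripe; slot 26 mm wide, 20 mm deep, running along y; both ends alike. z points out of the back, away from the legs. Seated, this point is 7 mm below the rail's top face. Starts legs down. May be absent.
- flat2_c (a point): Centre of a loose blue plastic U clip, 30 g: 36 mm wide (x), 40 mm long (y), 26 mm tall (z), legs 5 mm, back 6 mm thick with a white stripe; slot 26 mm wide, 20 mm deep, running along y; both ends alike. z points out of the back, away from the legs. Seated, this point is 7 mm below the rail's top face. Starts legs down. May be absent.
- flat3_c (a point): Centre of a loose blue plastic U clip, 30 g: 36 mm wide (x), 40 mm long (y), 26 mm tall (z), legs 5 mm, back 6 mm thick with a white stripe; slot 26 mm wide, 20 mm deep, running along y; both ends alike. z points out of the back, away from the legs. Seated, this point is 7 mm below the rail's top face. Starts legs down. May be absent.
- stand1_c (a point): Centre of a loose blue plastic U clip, 30 g: 36 mm wide (x), 40 mm long (y), 26 mm tall (z), legs 5 mm, back 6 mm thick with a white stripe; slot 26 mm wide, 20 mm deep, running along y; both ends alike. z points out of the back, away from the legs. Seated, this point is 7 mm below the rail's top face. Starts stood on one end, y up, back to the side. May be absent.
- stand2_c (a point): Centre of a loose blue plastic U clip, 30 g: 36 mm wide (x), 40 mm long (y), 26 mm tall (z), legs 5 mm, back 6 mm thick with a white stripe; slot 26 mm wide, 20 mm deep, running along y; both ends alike. z points out of the back, away from the legs. Seated, this point is 7 mm below the rail's top face. Starts stood on one end, y up, back to the side. May be absent.
- stand3_c (a point): Centre of a loose blue plastic U clip, 30 g: 36 mm wide (x), 40 mm long (y), 26 mm tall (z), legs 5 mm, back 6 mm thick with a white stripe; slot 26 mm wide, 20 mm deep, running along y; both ends alike. z points out of the back, away from the legs. Seated, this point is 7 mm below the rail's top face. Starts stood on one end, y up, back to the side. May be absent.
Mind the look-alikes: they are no part of the job. What is shaped like the part that bears flat1_c but purple is not meant. Leave any purple look-alike of the part that bears flat2_c alone.

How it is judged:
On the way, in this order (a step that is already met when the one before it is completed fails the run):
1. the gate is closed (value of joint gate above 0.044 m), for 0.2 s.
2. every clip present sits astride the rail, back up (value of joint gate above 0.044 m and x of flat1_c in the frame of rail between -0.006 and 0.006 m and y of flat1_c in the frame of rail between 0.012 and 0.31 m and z of flat1_c in the frame of rail between -0.0115 and -0.0025 m and angle between the y axis of each of flat1_c, flat2_c, flat3_c, stand1_c, stand2_c, stand3_c and the y axis of rail, either way round below 0.2 rad and angle between the z axis of each of flat1_c, flat2_c, flat3_c, stand1_c, stand2_c, stand3_c and the z axis of rail, either way round below 0.15 rad and angle between each of flat1_c, flat2_c, flat3_c, stand1_c, stand2_c, stand3_c's own z axis and vertical below 1 rad and x of flat2_c in the frame of rail between -0.006 and 0.006 m and y of flat2_c in the frame of rail between 0.012 and 0.31 m and z of flat2_c in the frame of rail between -0.0115 and -0.0025 m and x of flat3_c in the frame of rail between -0.006 and 0.006 m and y of flat3_c in the frame of rail between 0.012 and 0.31 m and z of flat3_c in the frame of rail between -0.0115 and -0.0025 m and x of stand1_c in the frame of rail between -0.006 and 0.006 m and y of stand1_c in the frame of rail between 0.012 and 0.31 m and z of stand1_c in the frame of rail between -0.0115 and -0.0025 m and x of stand2_c in the frame of rail between -0.006 and 0.006 m and y of stand2_c in the frame of rail between 0.012 and 0.31 m and z of stand2_c in the frame of rail between -0.0115 and -0.0025 m and x of stand3_c in the frame of rail between -0.006 and 0.006 m and y of stand3_c in the frame of rail between 0.012 and 0.31 m and z of stand3_c in the frame of rail between -0.0115 and -0.0025 m), for 0.3 s.
3. the weight sits astride the rail, behind the clips (x of flat1_c in the frame of rail between -0.006 and 0.006 m and y of flat1_c in the frame of rail between 0.012 and 0.31 m and z of flat1_c in the frame of rail between -0.0115 and -0.0025 m and angle between the y axis of each of flat1_c, flat2_c, flat3_c, stand1_c, stand2_c, stand3_c, weight_grip and the y axis of rail, either way round below 0.2 rad and angle between the z axis of each of flat1_c, flat2_c, flat3_c, stand1_c, stand2_c, stand3_c, weight_grip and the z axis of rail, either way round below 0.15 rad and angle between each of flat1_c, flat2_c, flat3_c, stand1_c, stand2_c, stand3_c, weight_grip's own z axis and vertical below 1 rad and x of flat2_c in the frame of rail between -0.006 and 0.006 m and y of flat2_c in the frame of rail between 0.012 and 0.31 m and z of flat2_c in the frame of rail between -0.0115 and -0.0025 m and x of flat3_c in the frame of rail between -0.006 and 0.006 m and y of flat3_c in the frame of rail between 0.012 and 0.31 m and z of flat3_c in the frame of rail between -0.0115 and -0.0025 m and x of stand1_c in the frame of rail between -0.006 and 0.006 m and y of stand1_c in the frame of rail between 0.012 and 0.31 m and z of stand1_c in the frame of rail between -0.0115 and -0.0025 m and x of stand2_c in the frame of rail between -0.006 and 0.006 m and y of stand2_c in the frame of rail between 0.012 and 0.31 m and z of stand2_c in the frame of rail between -0.0115 and -0.0025 m and x of stand3_c in the frame of rail between -0.006 and 0.006 m and y of stand3_c in the frame of rail between 0.012 and 0.31 m and z of stand3_c in the frame of rail between -0.0115 and -0.0025 m and x of weight_grip in the frame of rail between -0.006 and 0.006 m and y of weight_grip in the frame of rail between 0.1 and 0.32 m and z of weight_grip in the frame of rail between 0.0305 and 0.0395 m), for 0.3 s.
4. the dome switch has snapped down (value of joint dome above 0.005 m), for 0.2 s.
At the end, for the whole second after the job is handed in: Gate at 44 mm or more; every clip present and the weight astride the rail legs down, within 6 mm of its middle line, seated on its top face within 4.5 mm, in line with it within 0.15 to 0.2 rad, and at rest (under 30 mm/s); dome down at least 5 mm (all of step 3 and value of joint gate above 0.044 m and value of joint dome above 0.005 m and linear speed of each of flat1, flat2, flat3, stand1, stand2, stand3, weight below 0.03 m/s); the robot touches nothing.
It fails at once if the spray is moved more than 30 mm or tipped (distance of spray from where it was at the start of the episode above 0.03 m or angle between spray's own z axis and vertical above 0.5 rad).
It fails at once if the pan is moved more than 30 mm or tipped (distance of pan from where it was at the start of the episode above 0.03 m or angle between pan's own z axis and vertical above 0.5 rad).
It fails at once if the carton is moved more than 30 mm or tipped (distance of carton from where it was at the start of the episode above 0.03 m or angle between carton's own z axis and vertical above 0.5 rad).
Of flat1, flat2, flat3, stand1, stand2, stand3 only 4 to 6 are there at a start; the rules pass over those that are not, and their reading is None.
At some moment in a run one of flat1, flat2, flat3, weight may be knocked a few centimetres aside while the robot is not near it.
It also fails if it takes over 210 s, if anything falls off the work surface, if the arm or the gripper's body presses on something with over 40 N, if the wrist force passes 120 N, or if a joint passes its speed limit or range.

### The arm

A 6-joint arm with a two-finger parallel gripper is mounted at the origin on the work surface. World frame = base frame: x ahead of the robot, y to its left, z up, the work surface at z = 0. Lengths are in m, angles in rad, forces in N, time in s.
With the tool pointing down it reaches from about 0.25 to 0.725 m from the base axis. Payload 4 kg.
Tool frame: the origin (TCP) lies at the very end of the fingers, on their centre line; the grasp point (between the pads) lies 19 mm behind it; x points along the fingers, z is the direction in which the jaws open and shut, and the axes are right-handed (so a half turn about x gives the same grasp; the last joint's range is limited). The gripper opens to 85 mm and grips with 20 to 120 N. Pads are 22 mm wide; open, the fingers measure 114 mm over their backs; the gripper's body (76 mm by 85 mm) begins 54 mm behind the grasp point. The pads swing forward as they close: fully open they stand 13 mm farther back than shut.
Start: joints at [-1.299, 0.241, 0.005, 1.335, 0, 1.571], TCP at [0.134, -0.482, 0.193] pointing down, gripper open.
Joint ranges: [-2.72, 2.72], [-1.05, 1.87], [-1.09, 1.28], [-1.99, 2.15], [-1.42, 1.44], [-3.14, 3.14]. Speed limits (rad/s): [2.79, 2.79, 3.14, 3.14, 3.14, 3.14].

### API

Orientations are given as a unit quaternion [x, y, z, w].
In Python, from workcell import bot gives the robot as it stands.
- The arm moves only by the tool apply_moves, never from a script. Its argument "targets" is one flat list of numbers, 7 for each row, row after row: the shift along the tool's x, y, z in units of 25 cm (1.0 is 25 cm), then the turn, a rotation vector about the tool's x, y, z in units of 0.5 rad (1.0 is 0.5 rad), then the opening, from 0 (shut) to 1 (fully open). In form: [tx, ty, tz, wx, wy, wz, claw, tx, ty, tz, wx, wy, wz, claw, ...]. A call has 1 to 12 rows; each row is the pose to reach, as a shift and turn from the pose commanded when the call began, along the tool's axes at that moment; what a row does not reach only later rows make up. A row lasts 1/12 s, in which the tool goes at most 41.7 mm and 7.16 degrees, less where a joint would pass 70% of its speed; a pose out of reach is approached as far as the arm can. A call with a number of a shift or a turn outside -1 to 1 is refused whole. A call with a gripper value outside its range is refused whole. The fingers move at their own pace and stop on an object; the grip force is fixed at half the most. Time passes only in rows, so rows that repeat a pose let the fingers close. It gives the time, the measured TCP pose, the force and the opening at its end, in the units of the state.
- bot.get_obs(): the state, without advancing time (a new reading comes with each control period).
- bot.camera(name): name is "scene" or "side" or "wrist"; returns (picture, depth): 480x640x3 uint8, red, green, blue; 480x640 float32, m along the optical axis (not along the pixel's ray), 0 where there is no reading.
- bot.camera_params(name): a dict with "fx", "fy", "cx", "cy" (pixels), "T" (4x4, takes a point from camera to world coordinates); the wrist camera has in their place "tool_from_camera" (4x4, takes a point from camera to tool coordinates, whose origin is the TCP and whose axes are the tool frame's). Camera axes: x right, y up, looking along -z (the intrinsics and any distortion apply to the point x, -y, -z); pixel columns grow to the right and rows downward; lengths in m; the calibration is good to about 2 mm. A picture is of the moment at which its call begins: read the wrist's pose just before it. camera_params takes no time and is no camera call.
- bot.job_done(): hands the job in, once; it reports no verdict.
The state is a dict: "clock": time; "joint_pos": joint angles; "joint_vel": joint speeds; "tau": joint torques, N m; "eef_pos": TCP position; "tool_rot": TCP orientation; "ft_force": force on the tool from outside, world axes, zero at the start; "ft_torque": the same for the moment, N m; "grip_width": finger opening in m.
Only numpy, scipy, OpenCV 4.12 (cv2) and the standard library are available. Lean on these libraries where they do the work, as an engineer would, in place of code of your own. Each camera call takes 0.05 s, during which the arm holds its last target.

## Working session

There is one attempt and no reset: what is moved stays moved. The work goes in short steps, Python scripts to look and compute and a tool call to move; the robot and the scene stay as the last step left them, time stands still between calls to the robot, and variables do not carry over. Pictures are saved under pics/ and viewed, and the job is handed in when it is done.

Besides the shell and the picture viewer there is one more tool, called after "Request:" by a JSON object that holds its "fn" and its "kwargs", one argument or row to a line. apply_moves: Moves the arm, as the interface text tells. Its arguments: {"type":"object","properties":{"targets":{"type":"array"}},"required":["targets"]}

```bash
ls -la; mkdir -p pics; cat > h.py <<'E'
import numpy as np, cv2, json
from scipy.spatial.transform import Rotation as R
from workcell import bot
def snap(name, fn=None):
    o=bot.get_obs(); rgb,d=bot.camera(name); p=bot.camera_params(name)
    if 'T' in p: T=np.array(p['T'])
    else:
        W=np.eye(4); W[:3,:3]=R.from_quat(o['tool_rot']).as_matrix(); W[:3,3]=o['eef_pos']
        T=W@np.array(p['tool_from_camera'])
    if fn:
        cv2.imwrite(f'pics/{fn}.png',rgb[:,:,::-1]); np.savez(f'pics/{fn}.npz',rgb=rgb,d=d,T=T,K=[p['fx'],p['fy'],p['cx'],p['cy']])
    return rgb,d,T,p
def load(fn):
    z=np.load(f'pics/{fn}.npz'); return z['rgb'],z['d'],z['T'],z['K']
def cloud(d,T,K):
    v,u=np.mgrid[0:d.shape[0],0:d.shape[1]]
    P=np.stack([(u-K[2])/K[0]*d,-(v-K[3])/K[1]*d,-d],-1)
    W=P@T[:3,:3].T+T[:3,3]; W[d<=0]=np.nan
    return W
E
python3 - <<'E'
from h import *
print(bot.get_obs())
for n in('scene','side','wrist'):
    snap(n,n+'0'); p=bot.camera_params(n); print(n,{k:(np.round(v,4).tolist()) for k,v in p.items()})
E
```

```text
total 12
drwxr-xr-x  3 agent agent 4096 Dec  7 01:46 .
drwxr-xr-x 23 root  root  4096 Dec  7 01:46 ..
drwxr-xr-x  2 agent agent 4096 Dec  7 01:46 pics
{'clock': 0.0, 'joint_pos': array([-1.29901460e+00,  2.41433740e-01,  3.70153027e-03,  1.33517801e+00,
        1.24870043e-05,  1.57082253e+00]), 'joint_vel': array([ 0.00045941, -0.00045932, -0.00058434,  0.00022547,  0.0001906 ,
       -0.00105615]), 'tau': array([ 3.89609140e-04, -3.72319543e+01,  2.52406704e+01,  1.69164408e-02,
       -1.69884247e-04,  3.88213834e-06]), 'eef_pos': array([ 0.13403627, -0.48095718,  0.192494  ]), 'tool_rot': array([ 0.42811667,  0.56371364, -0.42720564,  0.56252857]), 'ft_force': array([ 0.76849806,  0.58535928, -0.16678463]), 'ft_torque': array([ 0.02158716, -0.01414255,  0.03346381]), 'grip_width': 0.08520519794780212}
scene {'fx': 543.4438, 'fy': 543.4438, 'cx': 331.7145, 'cy': 245.0756, 'T': [[0.3671, -0.7423, 0.5606, 1.2532], [0.9302, 0.295, -0.2185, -0.2067], [-0.0032, 0.6016, 0.7988, 1.15], [0.0, 0.0, 0.0, 1.0]]}
side {'fx': 531.1659, 'fy': 531.1659, 'cx': 320.5704, 'cy': 245.6505, 'T': [[-0.9991, 0.0102, -0.0417, 0.5296], [-0.0388, -0.6309, 0.7749, 1.0414], [-0.0184, 0.7758, 0.6307, 0.9882], [0.0, 0.0, 0.0, 1.0]]}
wrist {'fx': 379.4967, 'fy': 379.4967, 'cx': 314.9181, 'cy': 237.5148, 'tool_from_camera': [[0.0003, 0.3041, -0.9526, -0.1798], [-0.0005, 0.9526, 0.3041, 0.0788], [1.0, 0.0004, 0.0004, -0.0003], [0.0, 0.0, 0.0, 1.0]]}
```

View pics/scene0.png

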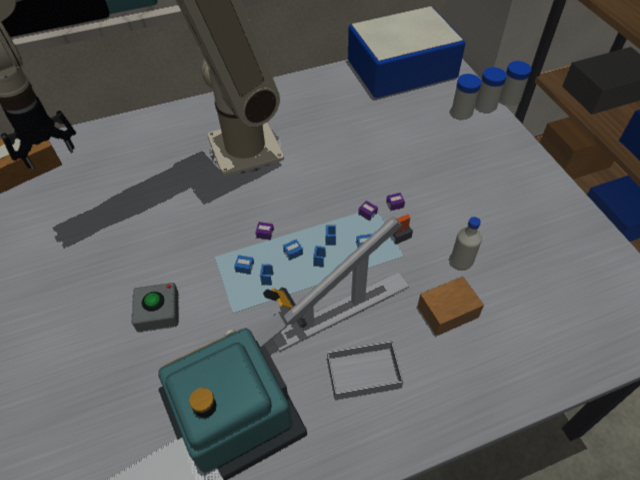

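View pics/side0.png

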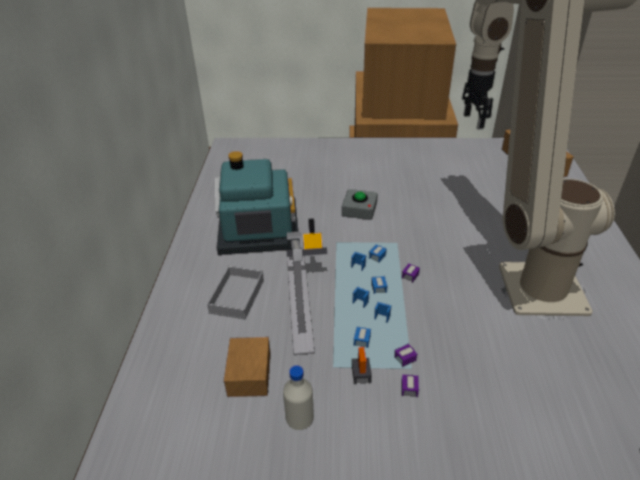

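View pics/wrist0.png

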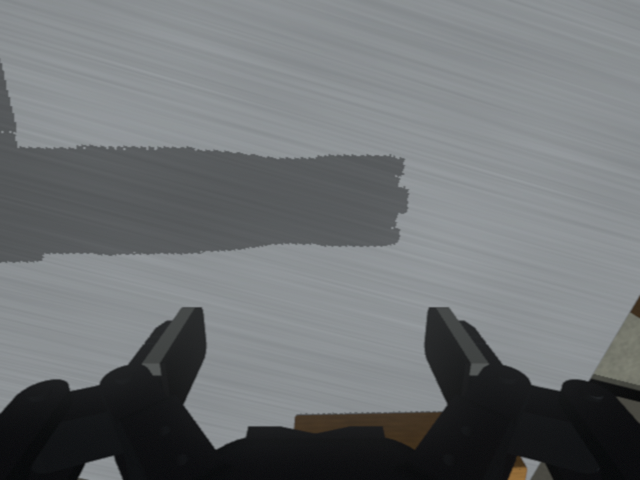

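The scene picture shows six blue clips, the weight at about (402,230), the gate knob at (270,294), the dome at (152,300) and three purple look-alikes at (264,230), (368,210) and (396,201). Next I'll enlarge and measure.

```bash
python3 - <<'E'
from h import *
for n,(x0,y0,x1,y1),s in (('scene0',(205,180,425,360),3.6),('side0',(200,180,440,440),2.3)):
    rgb,d,T,K=load(n)
    c=cv2.resize(rgb[y0:y1,x0:x1],None,fx=s,fy=s,interpolation=cv2.INTER_CUBIC)
    cv2.imwrite(f'pics/{n}_c.png',c[:,:,::-1][:600])
# ortho map
rgb,d,T,K=load('scene0'); 
def ortho(n,fn,xr=(0.2,0.95),yr=(-0.45,0.3),s=800):
    rgb,d,T,K=load(n); W=cloud(d,T,K); m=np.isfinite(W[...,0])
    print(n,'table z', np.nanmedian(W[...,2][(np.abs(W[...,2])<.02)]))
for n in('scene0','side0'): ortho(n,n)
# blue/purple/orange/yellow/green blobs
for n in('scene0','side0'):
    rgb,d,T,K=load(n); W=cloud(d,T,K); hsv=cv2.cvtColor(rgb,cv2.COLOR_RGB2HSV)
    for col,lo,hi in (('blue',(98,120,60),(115,255,255)),('purple',(128,90,40),(160,255,255)),('orange',(3,180,150),(12,255,255)),('yellow',(18,170,120),(30,255,255)),('green',(50,150,50),(75,255,255))):
        m=cv2.inRange(hsv,lo,hi)
        k,l,st,ce=cv2.connectedComponentsWithStats(m)
        for i in range(1,k):
            if st[i,4]<25: continue
            w=W[l==i]; w=w[np.isfinite(w[:,0])]
            if len(w)==0: continue
            c=w.mean(0)
            if abs(c[1])<0.7 and 0.1<c[0]<1.1: print(n,col,np.round(ce[i]),st[i,4],np.round(c,3),'min',np.round(np.percentile(w,3,axis=0),3),'max',np.round(np.percentile(w,97,axis=0),3))
E
```

```text
scene0 table z -1.2245890470108378e-05
side0 table z 0.0011925153853382664
scene0 blue [474. 222.] 108 [0.616 0.404 0.154] min [0.602 0.389 0.147] max [0.63  0.415 0.163]
scene0 blue [330. 235.] 169 [0.432 0.109 0.027] min [0.413 0.094 0.007] max [0.45  0.125 0.042]
scene0 blue [362. 238.] 56 [0.47  0.183 0.024] min [0.455 0.167 0.005] max [0.488 0.207 0.03 ]
scene0 blue [293. 249.] 184 [0.438 0.004 0.022] min [ 0.413 -0.016  0.006] max [0.452 0.024 0.03 ]
scene0 blue [319. 256.] 185 [0.484 0.058 0.026] min [0.466 0.041 0.004] max [0.503 0.075 0.042]
scene0 blue [243. 265.] 197 [ 0.436 -0.129  0.022] min [ 0.411 -0.149  0.004] max [ 0.455 -0.105  0.03 ]
scene0 blue [266. 274.] 193 [ 0.488 -0.085  0.027] min [ 0.47  -0.1    0.005] max [ 0.507 -0.068  0.043]
scene0 purple [396. 202.] 160 [0.386 0.322 0.021] min [0.36  0.303 0.004] max [0.399 0.344 0.03 ]
scene0 purple [367. 210.] 161 [0.387 0.235 0.022] min [0.362 0.216 0.006] max [0.406 0.261 0.03 ]
scene0 purple [264. 231.] 172 [ 0.351 -0.048  0.022] min [ 0.323 -0.067  0.007] max [ 0.368 -0.025  0.029]
scene0 orange [403. 218.] 33 [
[... 987 characters left out ...]
e [296. 373.] 163 [0.617 0.409 0.159] min [0.605 0.394 0.149] max [0.628 0.419 0.164]
side0 purple [411. 272.] 109 [ 0.345 -0.036  0.023] min [ 0.326 -0.06   0.005] max [ 0.365 -0.018  0.031]
side0 purple [406. 355.] 196 [0.382 0.25  0.023] min [0.362 0.225 0.008] max [0.405 0.266 0.03 ]
side0 purple [410. 384.] 180 [0.382 0.332 0.026] min [0.365 0.31  0.015] max [0.399 0.347 0.03 ]
side0 yellow [235. 155.] 49 [ 0.839 -0.283  0.239] min [ 0.825 -0.297  0.237] max [ 0.851 -0.271  0.242]
side0 yellow [312. 241.] 257 [ 0.612 -0.075  0.096] min [ 0.591 -0.087  0.081] max [ 0.634 -0.062  0.112]
side0 green [360. 196.] 63 [ 0.478 -0.347  0.06 ] min [ 0.465 -0.357  0.05 ] max [ 0.493 -0.339  0.068]
```

```bash
python3 - <<'E'
from h import *
rgb,d,T,K=load('scene0'); 
print(rgb[300,152],rgb[264,240],rgb[210,366],rgb[220,403], rgb[298,283])
E
```

```text
[ 37 117  54] [ 40  86 141] [ 75  35 101] [137  59  24] [124  90  24]
```

View pics/scene0_c.png

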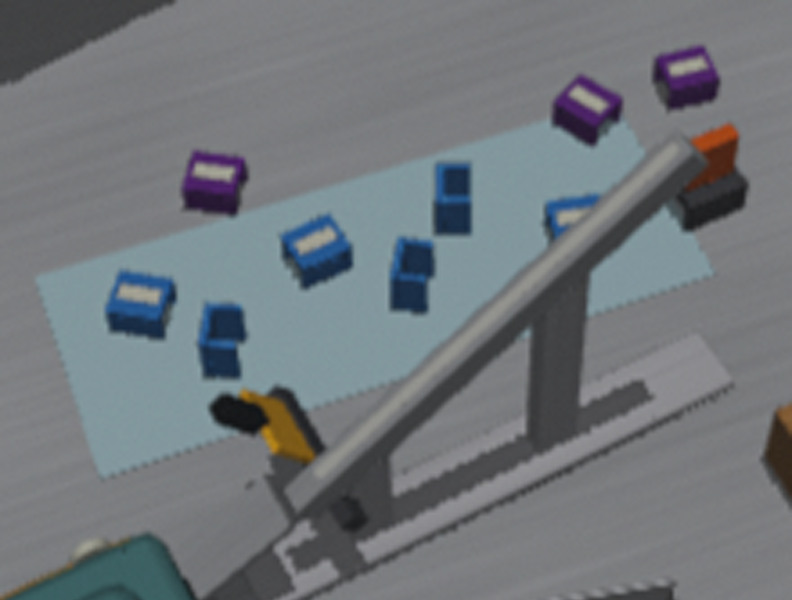

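View pics/side0_c.png

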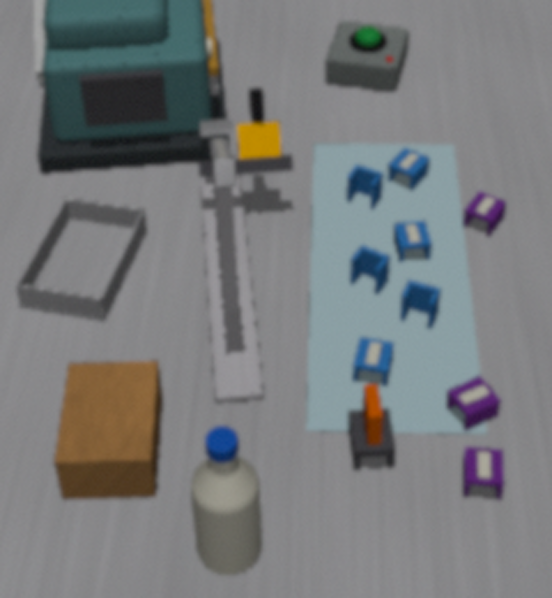

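```bash
python3 - <<'E'
from h import *
np.set_printoptions(precision=4,suppress=True)
allp=[]
for n in('scene0','side0'):
    rgb,d,T,K=load(n); W=cloud(d,T,K)
    m=(W[...,0]>0.55)&(W[...,0]<0.78)&(W[...,1]>-0.12)&(W[...,1]<0.25)&(W[...,2]>0.06)&(W[...,2]<0.33)
    hsv=cv2.cvtColor(rgb,cv2.COLOR_RGB2HSV); m&=hsv[...,1]<60
    P=W[m]; 
    # expected surface: z - tan35*y = const top ; 
    q=P[:,2]*np.cos(.61)-P[:,1]*np.sin(.61)
    s=P[:,2]*np.sin(.61)+P[:,1]*np.cos(.61)
    h,e=np.histogram(q,bins=np.arange(-0.1,0.25,0.004)); print(n,len(P),list(zip(np.round(e[:-1],3),h)))
    for top in (np.percentile(q,90),):
        mm=np.abs(q-top)<0.004; print(top, 'n',mm.sum(),'x',np.percentile(P[mm,0],[2,50,98]),'s',np.percentile(s[mm],[0,1,50,99,100]))
        A=np.c_[s[mm],np.ones(mm.sum())]; print('x=a s+b',np.linalg.lstsq(A,P[mm,0],rcond=None)[0], 'z=', np.linalg.lstsq(np.c_[P[mm,1],P[mm,0],np.ones(mm.sum())],P[mm,2],rcond=None)[0])
E
```

```text
scene0 2945 [(np.float64(-0.1), np.int64(0)), (np.float64(-0.096), np.int64(0)), (np.float64(-0.092), np.int64(0)), (np.float64(-0.088), np.int64(0)), (np.float64(-0.084), np.int64(0)), (np.float64(-0.08), np.int64(0)), (np.float64(-0.076), np.int64(0)), (np.float64(-0.072), np.int64(0)), (np.float64(-0.068), np.int64(0)), (np.float64(-0.064), np.int64(0)), (np.float64(-0.06), np.int64(0)), (np.float64(-0.056), np.int64(0)), (np.float64(-0.052), np.int64(0)), (np.float64(-0.048), np.int64(0)), (np.float64(-0.044), np.int64(0)), (np.float64(-0.04), np.int64(0)), (np.float64(-0.036), np.int64(0)), (np.float64(-0.032), np.int64(0)), (np.float64(-0.028), np.int64(0)), (np.float64(-0.024), np.int64(0)), (np.float64(-0.02), np.int64(0)), (np.float64(-0.016), np.int64(4)), (np.float64(-0.012), np.int64(4)), (np.float64(-0.008), np.int64(5)), (np.float64(-0.004), np.int64(13)), (np.float64(0.0), np.int64(15)), (np.float64(0.004), np.int64(18)), (np.float64(0.008), np.int64(15)), (np.float64(0.012), np.int64(11)), (np.float64(0.016), np.int64(18)), (np.float64(0.02), np.int64(19)), (np.float6
[... 4526 characters left out ...]
int64(10)), (np.float64(0.184), np.int64(0)), (np.float64(0.188), np.int64(0)), (np.float64(0.192), np.int64(0)), (np.float64(0.196), np.int64(0)), (np.float64(0.2), np.int64(0)), (np.float64(0.204), np.int64(0)), (np.float64(0.208), np.int64(0)), (np.float64(0.212), np.int64(0)), (np.float64(0.216), np.int64(0)), (np.float64(0.22), np.int64(0)), (np.float64(0.224), np.int64(0)), (np.float64(0.228), np.int64(0)), (np.float64(0.232), np.int64(0)), (np.float64(0.236), np.int64(0)), (np.float64(0.24), np.int64(0)), (np.float64(0.244), np.int64(0))]
0.14820106445089587 n 10 x [0.6071 0.6138 0.6207] s [-0.006  -0.0059 -0.0031 -0.0004 -0.0004]
x=a s+b [-0.5721  0.6121] z= [ 1.0424 -0.002   0.2144]
```

```bash
cat >> h.py <<'E'
np.set_printoptions(precision=4,suppress=True)
E
python3 - <<'E'
from h import *
for n in('scene0','side0'):
    rgb,d,T,K=load(n); W=cloud(d,T,K)
    q=W[...,2]*np.cos(.61)-W[...,1]*np.sin(.61); s=W[...,2]*np.sin(.61)+W[...,1]*np.cos(.61)
    m=(np.abs(q-0.124)<.0035)&(W[...,0]>0.58)&(W[...,0]<0.72)&(s>0.0)&(s<0.35)
    P=W[m]; print(n,m.sum())
    c=P.mean(0); u,sv,vt=np.linalg.svd(P-c); print('c',c,'dir',vt[0],'n',vt[2], 'ext', np.percentile((P-c)@vt[0],[0,1,99,100]),np.percentile((P-c)@vt[1],[1,99]))
    # centre line edges per slice
    for a in np.arange(0.0,0.35,0.04):
        k=(s>=a)&(s<a+.02)&m
        if k.sum()>3: print(round(a+.01,3), k.sum(), np.percentile(W[k][:,0],[0,5,50,95,100]), np.median(q[k]))
    print('s range',np.sort(s[m])[[0,3,-4,-1]])
E
```

```text
scene0 1104
c [0.6426 0.058  0.1918] dir [ 0.1071 -0.8138 -0.5712] n [ 0.0538 -0.5689  0.8206] ext [-0.1489 -0.1464  0.155   0.1586] [-0.0103  0.0109]
0.01 63 [0.6477 0.6487 0.657  0.6673 0.6683] 0.12401198541453949
0.05 69 [0.6423 0.6449 0.6545 0.6629 0.6647] 0.12368248009108054
0.09 73 [0.6377 0.6402 0.6502 0.6594 0.6601] 0.12377553943326432
0.13 71 [0.6344 0.6356 0.6457 0.6536 0.6546] 0.12416272249157603
0.17 72 [0.6301 0.6317 0.6415 0.6499 0.6513] 0.12443856852439178
0.21 74 [0.6248 0.6276 0.6366 0.6469 0.6476] 0.12390721160159968
0.25 77 [0.6208 0.6229 0.6324 0.6418 0.6446] 0.12400898740414446
0.29 73 [0.6155 0.619  0.6285 0.6374 0.6399] 0.12429187711419647
s range [0.0005 0.0008 0.3048 0.3051]
side0 92
c [0.638  0.0904 0.2148] dir [ 0.1007 -0.8162 -0.569 ] n [ 0.0745 -0.5641  0.8224] ext [-0.1147 -0.1133  0.1938  0.1968] [-0.0109  0.0122]
0.01 5 [0.6201 0.6265 0.6548 0.6598 0.6604] 0.12419677430190904
0.05 8 [0.6459 0.6466 0.6548 0.6628 0.6632] 0.12419369858016123
0.09 6 [0.6415 0.6422 0.6484 0.6546 0.6553] 0.12452634853850961
0.13 7 [0.6363 0.6369 0.644  0.6509 0.6518] 0.12468694175364842
0.17 5 [0.6323 0.6328 0.6379 0.6422 0.6427] 0.12499821403286457
0.21 5 [0.63   0.6305 0.6351 0.6435 0.6451] 0.12496477975540807
0.29 8 [0.6183 0.6197 0.6283 0.6356 0.6364] 0.1251304828223359
s range [0.0016 0.0062 0.3092 0.3118]
```

```bash
cat >> h.py <<'E'
PSI=0.131; TH=0.61
yR=np.array([-np.sin(PSI)*np.cos(TH),np.cos(PSI)*np.cos(TH),np.sin(TH)]); xR=np.array([np.cos(PSI),np.sin(PSI),0]); zR=np.cross(xR,yR)
RR=np.stack([xR,yR,zR],1); OR=np.array([0.6598,-0.0728,0.1000])
def rail(p): return (np.asarray(p)-OR)@RR
def unrail(q): return OR+RR@np.asarray(q)
E
python3 - <<'E'
from h import *
M=R.from_quat(bot.get_obs()['tool_rot']).as_matrix(); print('tool axes cols\n',M)
for n,cb in(('scene0',(260,284,292,312)),('side0',(300,212,330,255))):
    rgb,d,T,K=load(n); W=cloud(d,T,K)
    v=rgb.max(2); m=(v<50); m2=np.zeros_like(m); x0,y0,x1,y1=cb; m2[y0:y1,x0:x1]=True
    m=m&m2&(W[...,2]>0.09)
    P=W[m]; r=(P-OR)@RR
    print(n,'knob',m.sum(),'world',np.median(P,0),'rail min',np.percentile(r,3,axis=0),'max',np.percentile(r,97,axis=0))
    hsv=cv2.cvtColor(rgb,cv2.COLOR_RGB2HSV); y=(cv2.inRange(hsv,(18,170,100),(30,255,255))>0)&m2
    r=(W[y]-OR)@RR; print('plate',np.percentile(r,[1,99],axis=0))
    g=(cv2.inRange(hsv,(50,150,50),(75,255,255))>0)&(W[...,2]>0.0635); print('dome top',W[g].mean(0),g.sum(),W[g].min(0),W[g].max(0))
    pts=(W[...,2]>0.04)&(W[...,2]<0.05)&(np.abs(W[...,0]-.48)<.09)&(np.abs(W[...,1]+.35)<.09); print('pod',np.percentile(W[pts],[1,99],axis=0), cv2.minAreaRect(W[pts][:,:2].astype(np.float32)))
E
```

```text
tool axes cols
 [[-0.0004  0.9633  0.2684]
 [ 0.0015  0.2684 -0.9633]
 [-1.     -0.     -0.0016]]
scene0 knob 104 world [ 0.6197 -0.1025  0.1375] rail min [-0.0545 -0.0064  0.0226] max [-0.0393  0.0055  0.0581]
plate [[nan nan nan]
 [nan nan nan]]
dome top [ 0.48   -0.3592  0.0655] 63 [ 0.4668 -0.3745  0.0635] [ 0.4946 -0.3442  0.07  ]
pod [[ 0.4272 -0.4108  0.0402]
 [ 0.5328 -0.3062  0.0496]] ((0.479270875453949, -0.35837841033935547), (0.10019288957118988, 0.10254289209842682), 77.93549346923828)
side0 knob 50 world [ 0.6151 -0.0943  0.1343] rail min [-0.0529  0.0029  0.0211] max [-0.0425  0.0099  0.0508]
plate [[nan nan nan]
 [nan nan nan]]
dome top [ 0.4798 -0.3486  0.0657] 20 [ 0.4712 -0.3592  0.0635] [ 0.4899 -0.3357  0.07  ]
pod [[ 0.4256 -0.4085  0.0404]
 [ 0.5302 -0.2998  0.0498]] ((0.4778710603713989, -0.3550969362258911), (0.10813536494970322, 0.10015515983104706), 79.88406372070312)
```

```bash
cat >> h.py <<'E'
XR0=np.array([0,0,-1.])
RD=np.stack([np.array([0,0,-1.]),np.cross(xR,[0,0,-1.]),xR],1)   # tool down, jaws (z) along rail x
RP=np.stack([-zR,yR,xR],1)                                        # tool square to the rail
def cur():
    o=bot.get_obs(); return np.array(o['eef_pos']),R.from_quat(o['tool_rot']),o
def plan(wps, start=None):
    """wps: list of (pos,Rmat,claw). prints calls: rows [shift/0.25, rotvec/0.5, claw] xN"""
    if start is None: p,r,_=cur()
    else: p,r=start
    call=1
    for (P,M,c) in wps:
        G=R.from_matrix(M)
        while True:
            dp=r.inv().apply(np.asarray(P)-p)/0.25; w=(r.inv()*G).as_rotvec()/0.5
            f=max(1,np.abs(dp).max()/0.99,np.abs(w).max()/0.99)
            dpf,wf=dp/f,w/f
            n=int(np.ceil(max(np.linalg.norm(dpf)*.25/.0417,np.linalg.norm(wf)*.5/.125)-1e-3))
            row=np.r_[np.round(dpf,3),np.round(wf,3)]
            print('call',call,'rows~',n,row.tolist(),c); call+=1
            p=p+r.apply(row[:3]*.25); r=r*R.from_rotvec(row[3:]*.5)
            if f==1: break
def err(P,M):
    p,r,o=cur(); print('pos err mm',(np.asarray(P)-p)*1000,'rot err',(r.inv()*R.from_matrix(M)).as_rotvec(),'F',o['ft_force'],'w',o['grip_width'],'t',o['clock'],'j',o['joint_pos'])
E
python3 - <<'E'
from h import *
rgb,d,T,K=load('scene0'); W=cloud(d,T,K)
m=(W[...,2]>0.1)&(W[...,0]>.5)&(W[...,1]<-.12)&(W[...,0]<1)&(W[...,1]>-.5)
print('machine',np.percentile(W[m],[1,99],axis=0), rail(W[m]).max(0)); 
q=W[m]; h=(q-OR)@np.array([np.sin(PSI),-np.cos(PSI),0]); print('dist past low end min', np.percentile(h,[0,1,5]), 'railx', np.percentile((q-OR)@xR,[1,99]))
k=unrail([-0.049,0.001,0.044]); print('knob',k)
P=k.copy(); P[2]=0.124
plan([((0.35,-0.2,0.3),RD,.6),((P[0]-.05,P[1]+.05,.26),RD,.6),((P[0],P[1],.2),RD,.6),(P,RD,.6)])
E
```

```text
machine [[ 0.6874 -0.3572  0.1059]
 [ 0.8977 -0.1484  0.2394]] [ 0.2063 -0.0512  0.2624]
dist past low end min [0.0874 0.0922 0.1065] railx [0.0077 0.2048]
knob [ 0.6144 -0.1034  0.1366]
call 1 rows~ 4 [-0.148, 0.392, -0.295, -0.99, -0.001, -0.001] 0.6
call 2 rows~ 4 [-0.148, 0.486, -0.073, -0.99, -0.001, -0.001] 0.6
call 3 rows~ 4 [-0.133, 0.41, 0.148, -0.88, -0.001, -0.0] 0.6
call 4 rows~ 7 [0.161, 0.47, 0.927, -0.0, 0.0, -0.0] 0.6
call 5 rows~ 3 [0.239, -0.225, 0.172, -0.0, 0.0, -0.0] 0.6
call 6 rows~ 2 [0.304, 0.0, 0.0, -0.0, 0.0, -0.0] 0.6
```

Request:
{"fn": "apply_moves", "kwargs": {
  "targets": [-0.148,0.392,-0.295,-0.99,0,0,0.6,-0.148,0.392,-0.295,-0.99,0,0,0.6,-0.148,0.392,-0.295,-0.99,0,0,0.6,-0.148,0.392,-0.295,-0.99,0,0,0.6]
}}

```text
clock: 0.48
eef_pos: [0.2117, -0.3807, 0.2324]
tool_rot: [0.273, 0.651, -0.273, 0.653]
ft_force: [-0.5, 0.1, -0.3]
grip_width: 0.0514
```

Request:
{"fn": "apply_moves", "kwargs": {
  "targets": [-0.148,0.486,-0.073,-0.99,0,0,0.6,-0.148,0.486,-0.073,-0.99,0,0,0.6,-0.148,0.486,-0.073,-0.99,0,0,0.6,-0.148,0.486,-0.073,-0.99,0,0,0.6]
}}

```text
clock: 0.82
eef_pos: [0.2871, -0.2831, 0.2695]
tool_rot: [0.104, 0.698, -0.104, 0.701]
ft_force: [-0.7, -1.4, -0.7]
grip_width: 0.0509
```

Request:
{"fn": "apply_moves", "kwargs": {
  "targets": [-0.133,0.41,0.148,-0.88,0,0,0.6,-0.133,0.41,0.148,-0.88,0,0,0.6,-0.133,0.41,0.148,-0.88,0,0,0.6,-0.133,0.41,0.148,-0.88,0,0,0.6]
}}

```text
clock: 1.15
eef_pos: [0.3532, -0.1973, 0.3022]
tool_rot: [-0.05, 0.704, 0.05, 0.707]
ft_force: [-0.4, -0.1, 0.6]
grip_width: 0.0512
```

```bash
python3 - <<'E'
from h import *
err((0.35,-0.2,0.3),RD)
snap('wrist','w1')
E
```

```text
pos err mm [-3.2052 -2.6902 -2.2332] rot err [0.0116 0.0037 0.0002] F [-0.361  -0.0966  0.5572] w 0.051173260677425426 t 1.15 j [-0.5112  0.0241  0.0322  1.5758  0.0021  0.917 ]
```

View pics/w1.png

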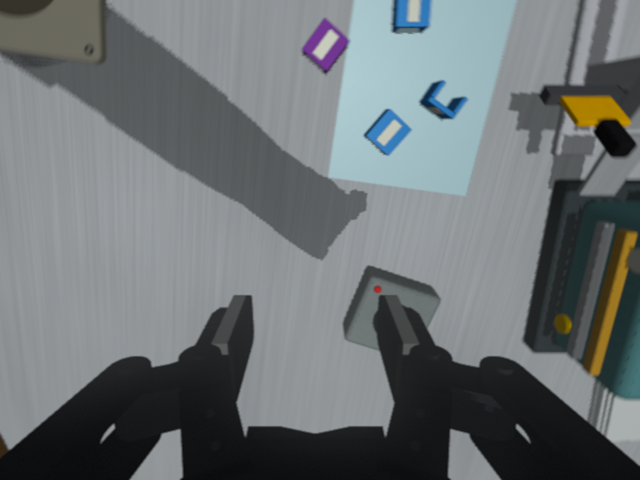

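Request:
{"fn": "apply_moves", "kwargs": {
  "targets": [0.161,0.47,0.927,0,0,0,0.6,0.161,0.47,0.927,0,0,0,0.6,0.161,0.47,0.927,0,0,0,0.6,0.161,0.47,0.927,0,0,0,0.6,0.161,0.47,0.927,0,0,0,0.6,0.161,0.47,0.927,0,0,0,0.6,0.161,0.47,0.927,0,0,0,0.6,0.161,0.47,0.927,0,0,0,0.6]
}}

```text
clock: 1.87
eef_pos: [0.5658, -0.052, 0.2572]
tool_rot: [-0.046, 0.707, 0.047, 0.704]
ft_force: [-0.7, -0.8, 0.2]
grip_width: 0.0511
```

Request:
{"fn": "apply_moves", "kwargs": {
  "targets": [0.239,-0.225,0.172,0,0,0,0.6,0.239,-0.225,0.172,0,0,0,0.6,0.239,-0.225,0.172,0,0,0,0.6,0.239,-0.225,0.172,0,0,0,0.6,0.239,-0.225,0.172,0,0,0,0.6]
}}

```text
clock: 2.28
eef_pos: [0.6131, -0.1049, 0.2004]
tool_rot: [-0.045, 0.706, 0.046, 0.705]
ft_force: [-0.8, -0.6, 0.9]
grip_width: 0.0513
```

```bash
python3 - <<'E'
from h import *
k=unrail([-0.049,0.001,0.044]);P=k.copy(); P[2]=0.124
err((P[0],P[1],.2),RD)
snap('wrist','w2'); snap('side','s2')
plan([(P,RD,.6)])
rgb=load('s2')[0][180:300,220:380]; cv2.imwrite('pics/s2c.png',cv2.resize(rgb,None,fx=4,fy=4,interpolation=cv2.INTER_CUBIC)[:,:,::-1])
E
```

```text
pos err mm [ 1.3078  1.4916 -0.4247] rot err [-0.0028 -0.0022 -0.0009] F [-0.8439 -0.5672  0.9384] w 0.051288425630584326 t 2.2833 j [-0.1695  0.4917  0.3886  1.47    0.0002  1.273 ]
call 1 rows~ 2 [0.315, 0.002, 0.001, -0.002, 0.004, 0.001] 0.6
```

View pics/w2.png

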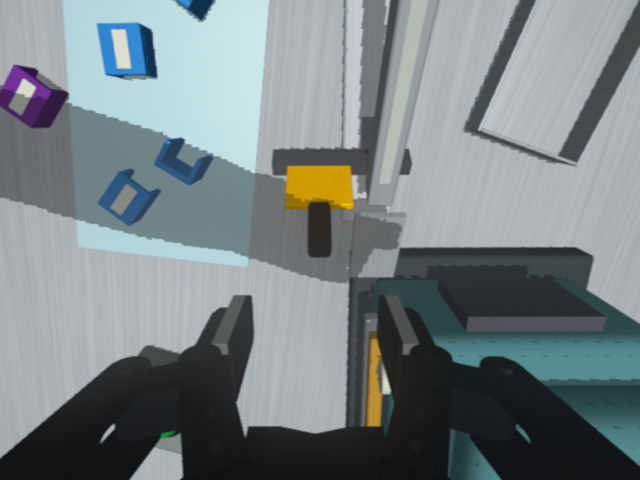

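View pics/s2c.png

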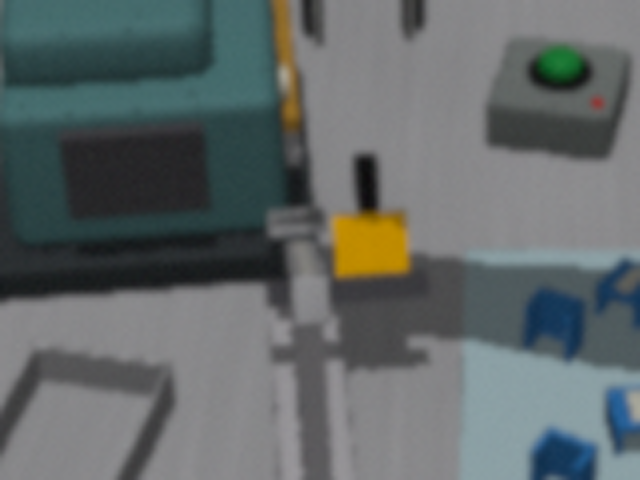

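The wrist view shows the knob at about (319,230), centred between the fingers. I'll check its depth position, then grip it.

```bash
python3 - <<'E'
from h import *
rgb,d,T,K=load('w2'); W=cloud(d,T,K)
m=(rgb.max(2)<60); b=np.zeros_like(m); b[200:260,300:340]=1; m&=b
r=(W[m]-OR)@RR; print('knob rail',np.percentile(r,[3,50,97],axis=0))
s=(W[...,2]*np.cos(.61)-W[...,1]*np.sin(.61))
r=(W-OR)@RR
m=(np.abs(r[...,2])<.003)&(np.abs(r[...,0])<.014)&(r[...,1]<.3)&(r[...,1]>-.02)
for a in np.arange(0,.3,.03):
    k=m&(r[...,1]>a)&(r[...,1]<a+.03)
    if k.sum()>5: print(a,k.sum(),np.percentile(r[k][:,0],[1,99]),np.median(r[k][:,2]))
print('ymin',r[m][:,1].min())
E
```

```text
knob rail [[nan nan nan]
 [nan nan nan]
 [nan nan nan]]
0.0 837 [-0.0093  0.0096] -0.0015388628635666772
0.03 1103 [-0.0094  0.0097] -0.001522833160395587
0.06 1487 [-0.0095  0.0097] -0.0015293936033979256
0.09 2068 [-0.0094  0.0096] -0.0014962849204646995
0.12 693 [-0.0096  0.0097] -0.001447582150136401
ymin -0.018984559513013116
```

Request:
{"fn": "apply_moves", "kwargs": {
  "targets": [0.31,0,0.004,0,0,0,0.6,0.31,0,0.004,0,0,0,0.6,0.31,0,0.004,0,0,0,0.6]
}}

```text
clock: 2.63
eef_pos: [0.6099, -0.1022, 0.1176]
tool_rot: [-0.046, 0.71, 0.047, 0.702]
ft_force: [-1.4, 1.1, -1.7]
grip_width: 0.0512
```

Request:
{"fn": "apply_moves", "kwargs": {
  "targets": [0,0,0,0,0,0,0,0,0,0,0,0,0,0,0,0,0,0,0,0,0,0,0,0,0,0,0,0]
}}

```text
clock: 2.97
eef_pos: [0.6176, -0.1039, 0.1266]
tool_rot: [-0.047, 0.704, 0.046, 0.708]
ft_force: [0.7, 0.2, -0.2]
grip_width: 0.003
```

```bash
python3 - <<'E'
from h import *
snap('wrist','w3'); 
rgb,d,T,K=load('w2'); W=cloud(d,T,K)
print(cur()[0])
for uv in ((319,210),(319,225),(319,240),(319,253),(313,230),(326,230)): print(uv,W[uv[1],uv[0]],rail(W[uv[1],uv[0]]))
E
```

```text
[ 0.6172 -0.1039  0.126 ]
(319, 210) [ 0.6144 -0.0879  0.124 ] [-0.047   0.0063  0.0248]
(319, 225) [ 0.6153 -0.0955  0.1351] [-0.0471  0.0064  0.0383]
(319, 240) [ 0.6162 -0.1028  0.145 ] [-0.0472  0.006   0.0506]
(319, 253) [ 0.6175 -0.1127  0.1424] [-0.0471 -0.0035  0.0543]
(313, 230) [ 0.6116 -0.0983  0.1391] [-0.0511  0.0068  0.0429]
(326, 230) [ 0.6203 -0.0976  0.1378] [-0.0424  0.0058  0.0421]
```

View pics/w3.png

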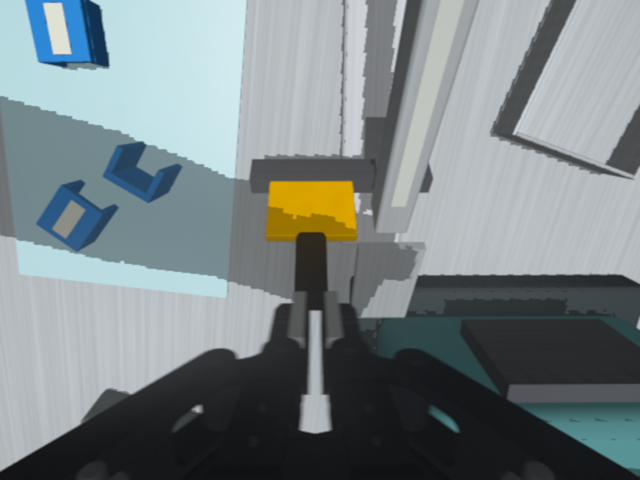

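```bash
python3 - <<'E'
from h import *
print(bot.get_obs()['grip_width'],bot.get_obs()['eef_pos'],bot.get_obs()['clock'])
rgb=load('w3')[0][220:400,230:410]; cv2.imwrite('pics/w3c.png',cv2.resize(rgb,None,fx=3.3,fy=3.3,interpolation=cv2.INTER_CUBIC)[:,:,::-1])
E
```

```text
0.0002571269490167446 [ 0.6172 -0.1039  0.126 ] 3.0167
```

View pics/w3c.png

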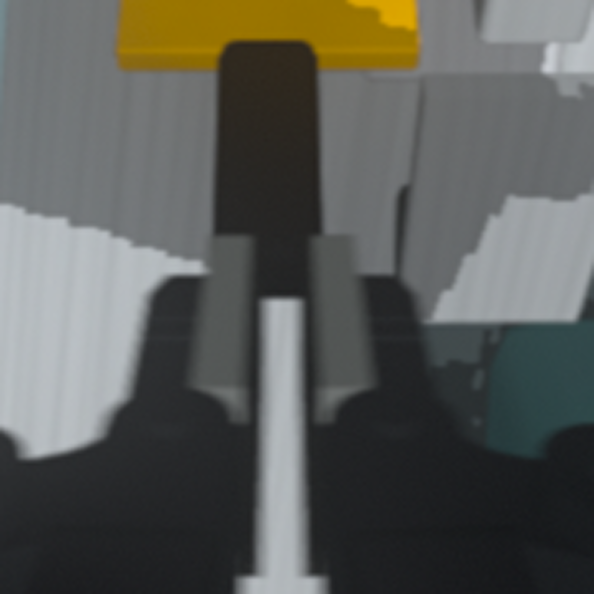

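```bash
python3 - <<'E'
from h import *
rgb,d,T,K=load('w3'); W=cloud(d,T,K)
for uv in ((311,245),(311,260),(311,275),(311,288),(311,293),(311,300),(311,305),(300,292),(300,300),(298,320),(331,292),(331,320)): print(uv,d[uv[1],uv[0]],W[uv[1],uv[0]],rail(W[uv[1],uv[0]]))
snap('wrist','w4'); rgb,d,T,K=load('w4'); cv2.imwrite('pics/w4c.png',cv2.resize(rgb[220:400,230:410],None,fx=3.3,fy=3.3,interpolation=cv2.INTER_CUBIC)[:,:,::-1])
E
```

```text
(311, 245) 0.19284712 [ 0.6144 -0.0881  0.1238] [-0.0471  0.0061  0.0248]
(311, 260) 0.18727414 [ 0.6151 -0.0933  0.1314] [-0.047   0.0061  0.034 ]
(311, 275) 0.18285091 [ 0.6158 -0.0985  0.1377] [-0.047   0.0054  0.0422]
(311, 288) 0.17668599 [ 0.6162 -0.1018  0.1452] [-0.047   0.007   0.0503]
(311, 293) 0.1757639 [ 0.6164 -0.1036  0.1468] [-0.047   0.0064  0.0526]
(311, 300) 0.17603898 [ 0.6169 -0.1068  0.1475] [-0.047   0.0042  0.055 ]
(311, 305) 0.18137482 [ 0.6174 -0.1115  0.1434] [-0.047  -0.002   0.0544]
(300, 292) 0.15203907 [ 0.6108 -0.0933  0.1682] [-0.0513  0.0276  0.0639]
(300, 300) 0.14467636 [ 0.611  -0.093   0.1758] [-0.051   0.0323  0.0699]
(298, 320) 0.13167162 [ 0.6108 -0.0936  0.1896] [-0.0513  0.0397  0.0816]
(331, 292) 0.15088984 [ 0.623  -0.0912  0.1693] [-0.0389  0.0287  0.0645]
(331, 320) 0.1306848 [ 0.622  -0.0916  0.1906] [-0.0399  0.0407  0.0821]
```

View pics/w4c.png

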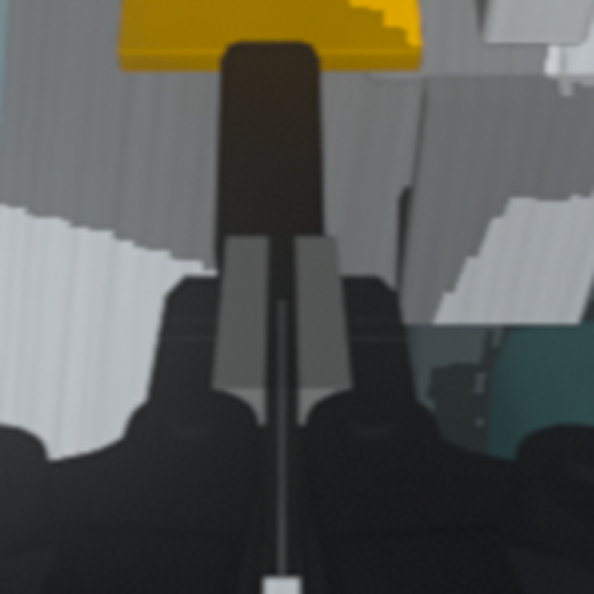

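```bash
python3 - <<'E'
from h import *
snap('side','s4'); snap('scene','c4')
for n,(x0,y0,x1,y1) in (('s4',(240,140,400,270)),('c4',(200,230,340,350))):
    rgb=load(n)[0][y0:y1,x0:x1]; cv2.imwrite(f'pics/{n}c.png',cv2.resize(rgb,None,fx=4.5,fy=4.5,interpolation=cv2.INTER_CUBIC)[:,:,::-1])
E
```

```text
(no output)
```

View pics/s4c.png

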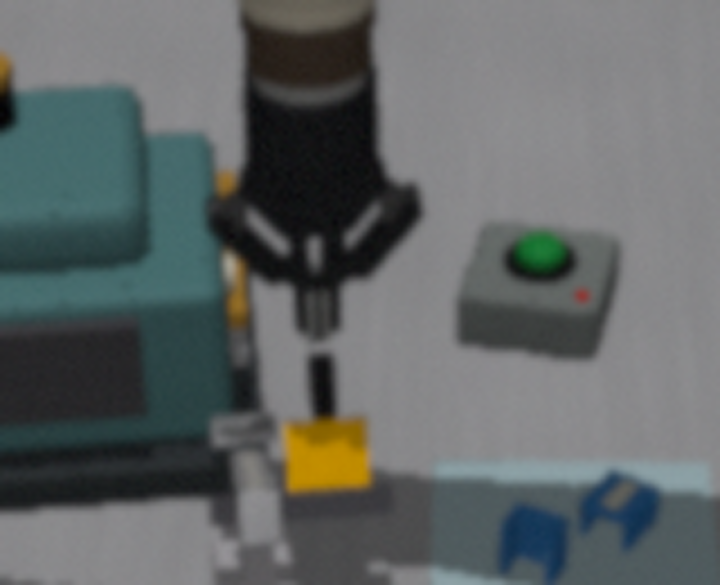

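View pics/c4c.png

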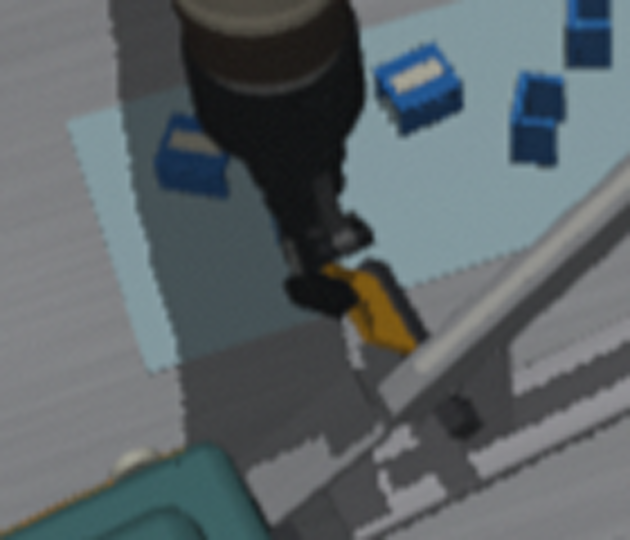

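```bash
python3 - <<'E'
from h import *
p,r,o=cur(); print(p,o['grip_width'])
for n in ('s4','c4','w4'):
    rgb,d,T,K=load(n); W=cloud(d,T,K); Q=(W-p)@r.as_matrix()
    m=(np.abs(Q[...,1])<.013)&(np.abs(Q[...,2])<.03)&(Q[...,0]>-.12)&(Q[...,0]<.02)
    h,e=np.histogram(Q[m][:,0],bins=np.arange(-.12,.021,.01)); print(n,list(zip(np.round(e[:-1],2).tolist(),h.tolist())))
    print(Q[m&(Q[...,0]<-.025)][:,0].max() if (m&(Q[...,0]<-.025)).any() else None)
rgb,d,T,K=load('w2'); W=cloud(d,T,K); 
for uv in ((235,300),(235,330),(240,297),(445,300),(436,320)): print(uv,((W[uv[1],uv[0]]-np.array([.6131,-.1049,.2004]))@RD), d[uv[1],uv[0]])
# surrounding of the tip in side view
rgb,d,T,K=load('s4'); W=cloud(d,T,K)
for v in range(205,232,2): print(v,d[v,311],((W[v,311]-p)@r.as_matrix()), rgb[v,311])
E
```

```text
[ 0.6161 -0.1038  0.1243] 1.0902036299143111e-05
s4 [(-0.12, 17), (-0.11, 20), (-0.1, 82), (-0.09, 37), (-0.08, 34), (-0.07, 27), (-0.06, 31), (-0.05, 20), (-0.04, 0), (-0.03, 14), (-0.02, 27), (-0.01, 20), (-0.0, 0), (0.01, 2)]
-0.02570267418516392
c4 [(-0.12, 2), (-0.11, 13), (-0.1, 18), (-0.09, 11), (-0.08, 0), (-0.07, 8), (-0.06, 9), (-0.05, 13), (-0.04, 1), (-0.03, 22), (-0.02, 33), (-0.01, 32), (-0.0, 14), (0.01, 11)]
-0.037906542315629635
w4 [(-0.12, 1325), (-0.11, 1401), (-0.1, 6875), (-0.09, 3110), (-0.08, 1327), (-0.07, 1118), (-0.06, 927), (-0.05, 456), (-0.04, 0), (-0.03, 70), (-0.02, 709), (-0.01, 464), (-0.0, 1), (0.01, 2)]
-0.041183230338792426
(235, 300) [-0.0497  0.0119 -0.0294] 0.1442427
(235, 330) [-0.0696  0.011  -0.0254] 0.12556592
(240, 297) [-0.0458  0.0112 -0.0283] 0.1481209
(445, 300) [ 0.1135 -0.0714  0.1116] 0.3245766
(436, 320) [ 0.0812 -0.0721  0.0942] 0.29405147
205 1.3800567 [-0.0759  0.0104 -0.0015] [52 52 50]
207 1.3823051 [-0.0706  0.0118 -0.0013] [61 62 59]
209 1.3849636 [-0.065   0.0129 -0.001 ] [56 56 56]
211 1.3907406 [-0.0576  0.0115 -0.0009] [57 57 55]
213 1.3972167 [-0.0498  0.0095 -0.0009] [57 57 57]
215 1.3989716 [-0.0447  0.0114 -0.0006] [84 84 84]
217 1.6751889 [ 0.1221 -0.2087 -0.0131] [115 114 117]
219 1.4202005 [-0.0239  0.0009 -0.0008] [46 46 47]
221 1.4209706 [-0.0193  0.0036 -0.0005] [18 17 18]
223 1.4243472 [-0.0132  0.0042 -0.0002] [16 15 17]
225 1.4253554 [-0.0084  0.0068  0.0001] [14 17 16]
227 1.4237219 [-0.0052  0.0115  0.0006] [17 19 17]
229 1.4232385 [-0.0014  0.0152  0.001 ] [13 14 16]
231 1.4285758 [0.0061 0.0144 0.0011] [26 21 17]
```

All three cameras agree, and so does the empty grasp: the fingers really end about 41 mm behind the reported TCP. From here on I'll take the tip as TCP − 41 mm along tool x, and regrip 41 mm lower.

```bash
cat >> h.py <<'E'
TIP=0.041
def tcp(tip,M): return np.asarray(tip)+TIP*np.asarray(M)[:,0]   # reported-TCP goal for a wished fingertip position
E
python3 - <<'E'
from h import *
k=unrail([-0.047,-0.002,0.042]); k[2]=.125; print(k)
plan([(tcp(k,RD),RD,.5)])
E
```

```text
[ 0.6166 -0.1044  0.125 ]
call 1 rows~ 1 [0.161, -0.003, 0.001, 0.0, 0.004, 0.001] 0.5
```

Request:
{"fn": "apply_moves", "kwargs": {
  "targets": [0,0,0,0,0,0,0.5,0,0,0,0,0,0,0.5,0,0,0,0,0,0,0.5,0,0,0,0,0,0,0.5]
}}

```text
clock: 3.5
eef_pos: [0.6154, -0.1037, 0.123]
tool_rot: [-0.046, 0.706, 0.046, 0.705]
ft_force: [-0.2, -0.1, 0.2]
grip_width: 0.0427
```

Request:
{"fn": "apply_moves", "kwargs": {
  "targets": [0.06,0,0.002,0,0,0,0.5,0.11,0,0.002,0,0,0,0.5,0.155,0,0.002,0,0,0,0.5,0.155,0,0.002,0,0,0,0.5,0.155,0,0.002,0,0,0,0,0.155,0,0.002,0,0,0,0,0.155,0,0.002,0,0,0,0,0.155,0,0.002,0,0,0,0]
}}

```text
clock: 4.17
eef_pos: [0.6165, -0.1038, 0.0854]
tool_rot: [-0.046, 0.705, 0.046, 0.706]
ft_force: [0.1, 0.7, 1.8]
grip_width: 0.0147
```

```bash
python3 - <<'E'
from h import *
p,r,o=cur(); print(p,o['grip_width'],o['ft_force'])
print('pad centre rail',rail(p-(TIP+.015)*r.as_matrix()[:,0]))
plan([(p+xR*.049,RD,0)])
E
```

```text
[ 0.6165 -0.1038  0.0854] 0.014731887865812102 [0.1266 0.7037 1.7525]
pad centre rail [-0.0471  0.0032  0.0482]
call 1 rows~ 2 [0.0, -0.0, 0.196, 0.0, 0.003, 0.001] 0
```

Request:
{"fn": "apply_moves", "kwargs": {
  "targets": [0,0,0.06,0,0,0,0,0,0,0.12,0,0,0,0,0,0,0.17,0,0,0,0,0,0,0.196,0,0,0,0,0,0,0.196,0,0,0,0,0,0,0.196,0,0,0,0]
}}

```text
clock: 4.67
eef_pos: [0.663, -0.0976, 0.0853]
tool_rot: [-0.046, 0.707, 0.046, 0.705]
ft_force: [-6.3, -1.4, 5.3]
grip_width: 0.0148
```

```bash
python3 - <<'E'
from h import *
p,r,o=cur(); print(p,o['grip_width'],o['ft_force'],'pad centre rail',rail(p-(TIP+.015)*r.as_matrix()[:,0]))
E
```

```text
[ 0.663  -0.0976  0.0853] 0.014761477874645853 [-6.3316 -1.3658  5.2851] pad centre rail [0.0001 0.0032 0.0482]
```

Request:
{"fn": "apply_moves", "kwargs": {
  "targets": [0,0,0.012,0,0,0,0,0,0,0.012,0,0,0,0,0,0,0.012,0,0,0,0]
}}

```text
clock: 4.92
eef_pos: [0.663, -0.0976, 0.0853]
tool_rot: [-0.046, 0.708, 0.046, 0.703]
ft_force: [-12.5, -1.3, 8.4]
grip_width: 0.0145
```

```bash
python3 - <<'E'
from h import *
p,r,o=cur(); print(p,o['grip_width'],o['ft_force'],'pad centre rail',rail(p-(TIP+.015)*r.as_matrix()[:,0]))
E
```

```text
[ 0.663  -0.0976  0.0853] 0.01453966404965564 [-12.4559  -1.2693   8.4395] pad centre rail [0.0004 0.0032 0.0482]
```

```bash
python3 - <<'E'
from h import *
p,r,o=cur()
plan([(p-xR*.0035,RD,.5),(p+np.array([0,0,.1]),RD,.5),((.46,.11,.30),RD,.7)])
E
```

```text
call 1 rows~ 1 [0.0, -0.0, -0.014, -0.002, -0.016, -0.0] 0.5
call 2 rows~ 3 [-0.4, 0.0, 0.014, 0.0, 0.0, -0.0] 0.5
call 3 rows~ 8 [-0.459, 0.929, -0.696, 0.0, 0.0, -0.0] 0.7
```

Request:
{"fn": "apply_moves", "kwargs": {
  "targets": [0,0,-0.012,0,0,0,0.5,0,0,-0.012,0,0,0,0.5,0,0,-0.012,0,0,0,0.5,-0.15,0,-0.012,0,0,0,0.5,-0.3,0,-0.012,0,0,0,0.5,-0.42,0,-0.012,0,0,0,0.5]
}}

```text
clock: 5.42
eef_pos: [0.6653, -0.0971, 0.1917]
tool_rot: [-0.046, 0.705, 0.046, 0.706]
ft_force: [1.4, 0.0, 0.8]
grip_width: 0.0428
```

Request:
{"fn": "apply_moves", "kwargs": {
  "targets": [-0.459,0.93,-0.7,0,0,0,0.7,-0.459,0.93,-0.7,0,0,0,0.7,-0.459,0.93,-0.7,0,0,0,0.7,-0.459,0.93,-0.7,0,0,0,0.7,-0.459,0.93,-0.7,0,0,0,0.7,-0.459,0.93,-0.7,0,0,0,0.7,-0.459,0.93,-0.7,0,0,0,0.7,-0.459,0.93,-0.7,0,0,0,0.7,-0.459,0.93,-0.7,0,0,0,0.7,-0.459,0.93,-0.7,0,0,0,0.7]
}}

```text
clock: 6.25
eef_pos: [0.4612, 0.1114, 0.3055]
tool_rot: [-0.047, 0.704, 0.047, 0.707]
ft_force: [-0.1, -0.1, -0.0]
grip_width: 0.0597
```

```bash
python3 - <<'E'
from h import *
snap('wrist','w5'); snap('side','s5'); print(cur()[0])
rgb,d,T,K=load('s5'); W=cloud(d,T,K); hsv=cv2.cvtColor(rgb,cv2.COLOR_RGB2HSV)
b=np.zeros(rgb.shape[:2],bool); b[200:260,260:340]=1; y=(cv2.inRange(hsv,(18,170,60),(30,255,255))>0)&b&np.isfinite(W[...,0])
r=(W[y]-OR)@RR; print('plate rail',np.percentile(r,[2,98],axis=0))
E
```

```text
[0.4614 0.1102 0.3038]
plate rail [[-0.0223 -0.1086 -0.0233]
 [ 0.0265  0.0068  0.0889]]
```

View pics/w5.png

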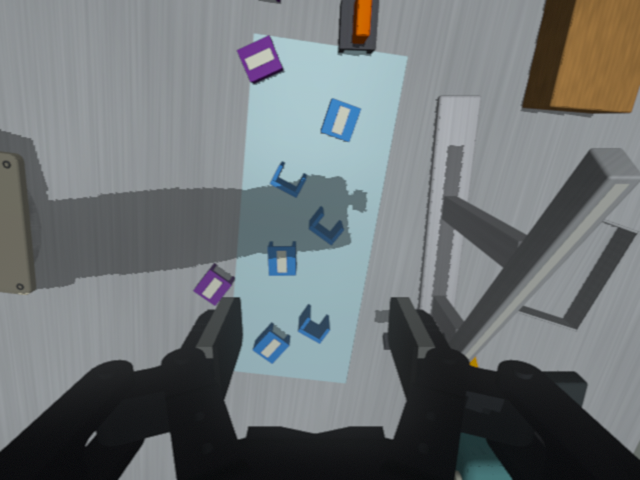

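View pics/s5.png

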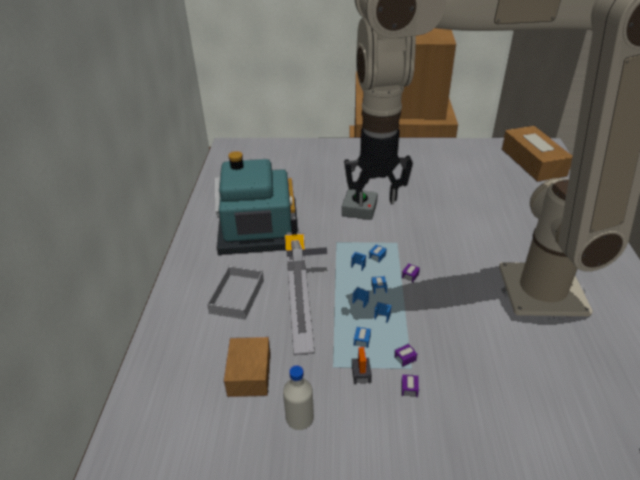

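```bash
cat >> h.py <<'E'
def clips(fn,verbose=True,zoff=0.0):
    rgb,d,T,K=load(fn); W=cloud(d,T,K); hsv=cv2.cvtColor(rgb,cv2.COLOR_RGB2HSV)
    m=cv2.inRange(hsv,(98,110,40),(116,255,255)); m=cv2.morphologyEx(m,cv2.MORPH_CLOSE,np.ones((7,7)))
    k,l,st,ce=cv2.connectedComponentsWithStats(m); out=[]
    for i in range(1,k):
        if st[i,4]<80: continue
        w=W[(l==i)&np.isfinite(W[...,0])]
        if len(w)<50 or not(.2<np.median(w[:,0])<.75 and np.median(w[:,2])<.12): continue
        zt=np.percentile(w[:,2],97); 
        top=w[w[:,2]>zt-.005]; (c,(a,b),ang)=cv2.minAreaRect(top[:,:2].astype(np.float32))
        if zt>.034:  # stood
            box=cv2.boxPoints((c,(a,b),ang)); 
            long_=(np.array([np.cos(np.radians(ang)),np.sin(np.radians(ang))]) if a>b else np.array([-np.sin(np.radians(ang)),np.cos(np.radians(ang))]))
            sh=np.array([-long_[1],long_[0]])
            q=(top[:,:2]-np.array(c))@sh
            if np.median(q)<0: sh=-sh
            out.append(('stand',np.array(c),np.arctan2(sh[1],sh[0]),zt,max(a,b),min(a,b),ce[i]))
        else:
            s=np.zeros_like(m); x,y,ww,hh=st[i,:4]; 
            sel=(l==i)&(hsv[...,1]<90)&(rgb.min(2)>70)
            p=W[sel][:,:2]; p=p[np.isfinite(p[:,0])]; u=np.linalg.svd(p-p.mean(0))[2][0]
            if u[1]<0:u=-u
            out.append(('flat',np.array(c),np.arctan2(u[1],u[0]),zt,a,b,ce[i],p.mean(0)))
    if verbose:
        for o in out: print(o[0],'px',o[-2 if o[0]=='flat' else -1].round(),'c',o[1],'stripe' if o[0]=='flat' else '',o[-1] if o[0]=='flat' else '','ang(back dir|y axis) %.3f'%o[2],'ztop %.4f'%o[3],'size %.3f %.3f'%(o[4],o[5]))
    return out
E
python3 - <<'E'
from h import *
clips('w5')
rgb=load('w5')[0][90:380,180:400]; cv2.imwrite('pics/w5c.png',cv2.resize(rgb,None,fx=2,fy=2,interpolation=cv2.INTER_CUBIC)[:,:,::-1])
E
```

```text
flat px [340. 120.] c [0.4821 0.1894] stripe [0.4824 0.1893] ang(back dir|y axis) 1.299 ztop 0.0271 size 0.039 0.036
stand px [287. 183.] c [0.4303 0.1132]   ang(back dir|y axis) -1.930 ztop 0.0406 size 0.035 0.026
stand px [325. 228.] c [0.4829 0.0613]   ang(back dir|y axis) -2.088 ztop 0.0404 size 0.036 0.026
flat px [282. 259.] c [0.4332 0.0064] stripe [nan nan] ang(back dir|y axis) 0.000 ztop 0.0267 size 0.035 0.041
stand px [313. 327.] c [ 0.4862 -0.0808]   ang(back dir|y axis) -2.017 ztop 0.0400 size 0.036 0.025
flat px [271. 344.] c [ 0.4313 -0.124 ] stripe [ 0.4344 -0.1231] ang(back dir|y axis) 0.844 ztop 0.0267 size 0.041 0.036h.py:71: RuntimeWarning: Mean of empty slice.
  p=W[sel][:,:2]; p=p[np.isfinite(p[:,0])]; u=np.linalg.svd(p-p.mean(0))[2][0]
  ret = um.true_divide(
h.py:73: RuntimeWarning: Mean of empty slice.
  out.append(('flat',np.array(c),np.arctan2(u[1],u[0]),zt,a,b,ce[i],p.mean(0)))
```

View pics/w5c.png

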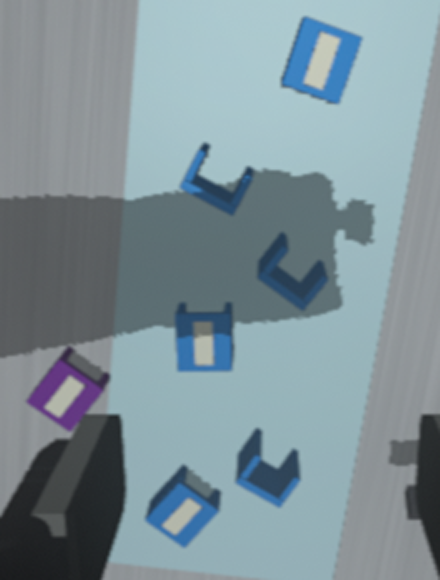

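Six blue clips confirmed: flat at (341,119), (282,258) and (271,343); stood at (289,180), (326,226) and (314,324), with backs toward image bottom-left. The purple ones at (260,58) and (213,285) are to be left. The gate is closed: the plate spans −22 to +26 mm about the rail's middle.

I'll take them in order of rising y, starting with the flat one at (271,343).

```bash
cat >> h.py <<'E'
AF=np.array([[0,0,1],[0,1,0],[-1,0,0]],float)            # flat: x_t=-z_c, y_t=y_c, z_t=x_c (columns)
def AS(al=np.pi/4):
    c,s=np.cos(al),np.sin(al)
    return np.array([[0,0,1],[-c,s,0],[-s,-c,0]],float)  # rows clip x,y,z ; cols tool x,y,z
def Cflat(beta):
    y=np.array([np.cos(beta),np.sin(beta),0]); z=np.array([0,0,1.]); return np.stack([np.cross(y,z),y,z],1)
def Cstand(phi):
    z=np.array([np.cos(phi),np.sin(phi),0]); y=np.array([0,0,1.]); return np.stack([np.cross(y,z),y,z],1)
def grasp_flat(c,beta,tipz=.004,tip=.0435):
    M=Cflat(beta)@AF; return np.array([c[0],c[1],tipz-tip]),M
def grasp_stand(c,phi,al=np.pi/4,adv=.009,tip=.0435):
    M=Cstand(phi)@AS(al); C=np.array([c[0],c[1],.020]); return C+M[:,0]*(adv+tip),M
def save(**k): json.dump({a:(np.asarray(b).tolist()) for a,b in k.items()},open('st.json','w'))
def held(c):  # clip centre (world) -> tool coords, jaws centre it
    p,r,o=cur(); q=r.inv().apply(np.asarray(c)-p); print('clip in tool',q,'w',o['grip_width']); q[2]=0; save(q=q); return q
def place(A,y=.270,z=-.0055,x=0.):
    q=np.array(json.load(open('st.json'))['q']); M=RR@A; return unrail([x,y,z])-M@q, M
E
python3 - <<'E'
from h import *
P,M=grasp_flat((.433,-.1235),.844); print(P)
plan([(P+[0,0,.09],M,.6),(P,M,.6)])
E
```

```text
[ 0.433  -0.1235 -0.0395]
call 1 rows~ 5 [0.585, -0.526, -0.136, 0.99, 0.001, 0.0] 0.6
call 2 rows~ 4 [0.428, -0.386, 0.096, 0.725, 0.0, 0.0] 0.6
call 3 rows~ 3 [0.36, -0.0, 0.0, 0.0, 0.0, 0.0] 0.6
```

Request:
{"fn": "apply_moves", "kwargs": {
  "targets": [0.585,-0.526,-0.136,0.99,0,0,0.6,0.585,-0.526,-0.136,0.99,0,0,0.6,0.585,-0.526,-0.136,0.99,0,0,0.6,0.585,-0.526,-0.136,0.99,0,0,0.6,0.585,-0.526,-0.136,0.99,0,0,0.6]
}}

```text
clock: 6.77
eef_pos: [0.4427, -0.0273, 0.1546]
tool_rot: [0.13, 0.696, -0.131, 0.694]
ft_force: [0.0, 0.5, 0.6]
grip_width: 0.0513
```

Request:
{"fn": "apply_moves", "kwargs": {
  "targets": [0.428,-0.386,0.096,0.725,0,0,0.6,0.428,-0.386,0.096,0.725,0,0,0.6,0.428,-0.386,0.096,0.725,0,0,0.6,0.428,-0.386,0.096,0.725,0,0,0.6,0.428,-0.386,0.096,0.725,0,0,0.6,0.428,-0.386,0.096,0.725,0,0,0.6]
}}

```text
clock: 7.27
eef_pos: [0.4308, -0.1243, 0.0492]
tool_rot: [0.252, 0.662, -0.253, 0.659]
ft_force: [-0.5, -0.0, 1.1]
grip_width: 0.0512
```

```bash
python3 - <<'E'
from h import *
P,M=grasp_flat((.433,-.1235),.844); err(P+[0,0,.09],M)
snap('wrist','w6'); clips('w6'); plan([(P,M,.6)])
E
```

```text
pos err mm [2.217  0.7817 1.2922] rot err [-0.0035 -0.004   0.0015] F [-0.5166 -0.0364  1.1173] w 0.05117284160093572 t 7.2667 j [-0.2811  0.2659 -0.3658  0.9434  0.0003  2.0199]
flat px [148.  72.] c [0.4336 0.006 ] stripe [0.4323 0.0042] ang(back dir|y axis) 1.516 ztop 0.0266 size 0.036 0.041
stand px [347. 141.] c [ 0.4874 -0.0813]   ang(back dir|y axis) -2.011 ztop 0.0404 size 0.035 0.026
flat px [317. 255.] c [ 0.4323 -0.1245] stripe [ 0.4347 -0.1099] ang(back dir|y axis) 0.839 ztop 0.0264 size 0.040 0.035
call 1 rows~ 3 [0.36, 0.003, 0.002, -0.003, -0.003, 0.0] 0.6
```

View pics/w6.png

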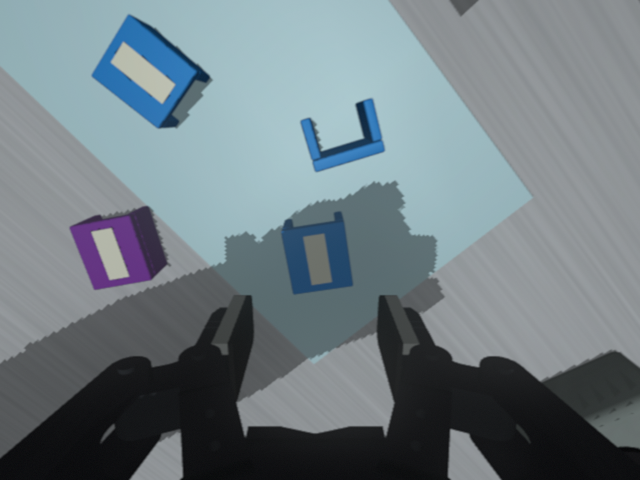

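The wrist view shows the blue clip at (317,255), square to the jaws and centred between the fingers at column 315. Descending.

Request:
{"fn": "apply_moves", "kwargs": {
  "targets": [0.13,0,0,0,0,0,0.6,0.24,0,0,0,0,0,0.6,0.31,0,0,0,0,0,0.6,0.35,0,0.002,0,0,0,0.6,0.355,0,0.002,0,0,0,0.6,0.355,0,0.002,0,0,0,0,0.355,0,0.002,0,0,0,0,0.355,0,0.002,0,0,0,0,0.355,0,0.002,0,0,0,0]
}}

```text
clock: 8.07
eef_pos: [0.4339, -0.1236, -0.0367]
tool_rot: [0.251, 0.66, -0.251, 0.662]
ft_force: [0.5, -0.7, -0.1]
grip_width: 0.0368
```

```bash
python3 - <<'E'
from h import *
P,M=grasp_flat((.4323,-.1245),.84); err(P,M)
held((.4323,-.1245,.013))
Pp,Mp=place(AF); up=unrail([0,0,0])-OR+zR*.05
print('place',Pp)
p,r,o=cur()
plan([(p+[0,0,.2],M,0),(Pp+zR*.06,Mp,0),(Pp,Mp,0)])
E
```

```text
pos err mm [-1.5608 -0.8751 -2.8105] rot err [ 0.0046  0.0023 -0.0012] F [ 0.474  -0.6973 -0.0621] w 0.03679681439564459 t 8.0667 j [-0.2776  0.3906 -0.4669  0.7107  0.      2.0194]
clip in tool [-0.0497 -0.0016 -0.0005] w 0.03679681439564459
place [0.6266 0.1793 0.2104]
call 1 rows~ 5 [-0.8, 0.001, 0.002, 0.009, 0.005, -0.002] 0
call 2 rows~ 5 [-0.228, 0.788, -0.077, -0.99, 0.312, 0.678] 0
call 3 rows~ 4 [0.017, 0.524, 0.207, -0.678, 0.213, 0.464] 0
call 4 rows~ 2 [0.24, 0.0, 0.0, -0.0, 0.0, 0.0] 0
```

Request:
{"fn": "apply_moves", "kwargs": {
  "targets": [-0.15,0,0.002,0,0,0,0,-0.3,0,0.002,0,0,0,0,-0.45,0,0.002,0,0,0,0,-0.6,0,0.002,0,0,0,0,-0.75,0,0.002,0,0,0,0,-0.8,0,0.002,0.009,0.005,0,0]
}}

```text
clock: 8.57
eef_pos: [0.4361, -0.1247, 0.1687]
tool_rot: [0.253, 0.657, -0.252, 0.663]
ft_force: [-0.1, -0.4, 0.0]
grip_width: 0.0367
```

Request:
{"fn": "apply_moves", "kwargs": {
  "targets": [-0.228,0.788,-0.077,-0.99,0.312,0.678,0,-0.228,0.788,-0.077,-0.99,0.312,0.678,0,-0.228,0.788,-0.077,-0.99,0.312,0.678,0,-0.228,0.788,-0.077,-0.99,0.312,0.678,0,-0.228,0.788,-0.077,-0.99,0.312,0.678,0,-0.228,0.788,-0.077,-0.99,0.312,0.678,0]
}}

```text
clock: 9.07
eef_pos: [0.5541, 0.0379, 0.2202]
tool_rot: [0.209, 0.698, 0.053, 0.682]
ft_force: [-0.4, -0.2, 0.5]
grip_width: 0.0369
```

Request:
{"fn": "apply_moves", "kwargs": {
  "targets": [0.017,0.524,0.207,-0.678,0.213,0.464,0,0.017,0.524,0.207,-0.678,0.213,0.464,0,0.017,0.524,0.207,-0.678,0.213,0.464,0,0.017,0.524,0.207,-0.678,0.213,0.464,0,0.017,0.524,0.207,-0.678,0.213,0.464,0,0.017,0.524,0.207,-0.678,0.213,0.464,0]
}}

```text
clock: 9.57
eef_pos: [0.6301, 0.1446, 0.2572]
tool_rot: [0.168, 0.688, 0.255, 0.658]
ft_force: [0.2, -0.2, -0.2]
grip_width: 0.0368
```

```bash
python3 - <<'E'
from h import *
Pp,Mp=place(AF); err(Pp+zR*.06,Mp)
snap('wrist','w7'); plan([(Pp,Mp,0)])
rgb,d,T,K=load('w7'); W=cloud(d,T,K); r=(W-OR)@RR
m=(np.abs(r[...,2])<.004)&(np.abs(r[...,0])<.014)&(r[...,1]<.32)&(r[...,1]>.0)
for a in np.arange(0,.32,.03):
    k=m&(r[...,1]>a)&(r[...,1]<a+.03)
    if k.sum()>5: print(a,k.sum(),np.percentile(r[k][:,0],[1,99]),np.median(r[k][:,2]),r[k][:,1].max())
E
```

```text
pos err mm [0.9535 0.6435 2.3148] rot err [-0.003  -0.0027 -0.0002] F [ 0.203  -0.2196 -0.187 ] w 0.03682225575594269 t 9.5667 j [-0.0749  0.6079  0.5663  1.6744  0.5948  1.3225]
call 1 rows~ 2 [0.237, 0.006, 0.006, -0.006, -0.003, -0.001] 0
0.15 660 [-0.0096  0.0098] -0.0016524056526338615 0.1799231947192644
0.18 436 [-0.0094  0.0097] -0.00158028429177929 0.1908067025992616
0.24 915 [-0.0097  0.01  ] -0.0016570839699362454 0.2699692195487048
0.27 2117 [-0.0097  0.0098] -0.001596604416367516 0.299999663155552
0.3 887 [-0.0095  0.01  ] -0.0017567151934044897 0.3111811628768652
```

View pics/w7.png

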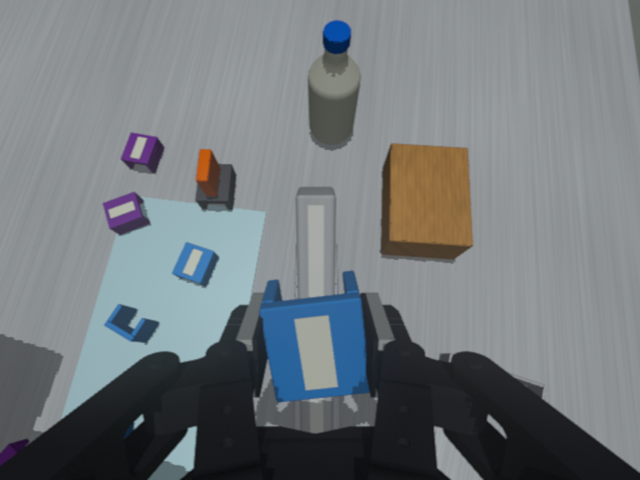

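The clip at (315,345) sits over the rail with about 3° of yaw in the grip, which the slot's 6 mm of play allows. The rail is centred within 0.2 mm in my frame. Lowering.

Request:
{"fn": "apply_moves", "kwargs": {
  "targets": [0.09,0.006,0.003,0,0,0,0,0.16,0.006,0.004,0,0,0,0,0.21,0.006,0.004,0,0,0,0,0.238,0.006,0.004,0,0,0,0,0.238,0.006,0.004,0,0,0,0,0.238,0.006,0.004,0,0,0,0]
}}

```text
clock: 10.12
eef_pos: [0.626, 0.1794, 0.2115]
tool_rot: [0.169, 0.687, 0.256, 0.659]
ft_force: [0.2, -1.0, -0.2]
grip_width: 0.037
```

```bash
python3 - <<'E'
from h import *
Pp,Mp=place(AF); err(Pp,Mp)
snap('wrist','w8')
E
```

```text
pos err mm [ 0.5493 -0.1019 -1.1199] rot err [-0.0019 -0.0004 -0.0011] F [ 0.1513 -0.9617 -0.1783] w 0.03697720056908077 t 10.1167 j [-0.0227  0.5929  0.424   1.5093  0.6028  1.3855]
```

View pics/w8.png

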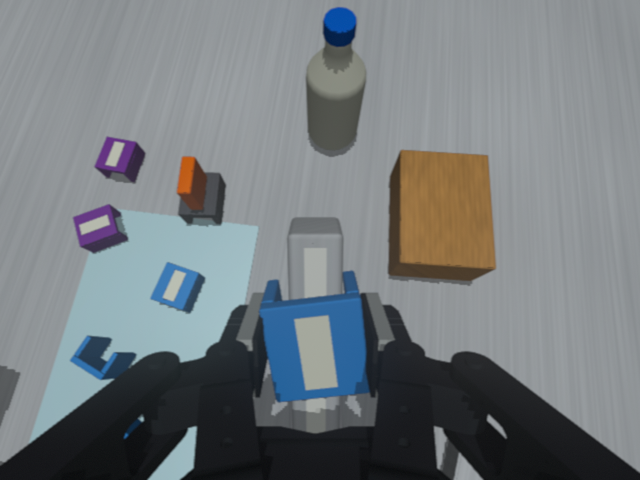

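Request:
{"fn": "apply_moves", "kwargs": {
  "targets": [0.005,0,0,0,0,0,0.65,0.005,0,0,0,0,0,0.65,0.005,0,0,0,0,0,0.65,-0.08,0,0,0,0,0,0.65,-0.2,0,0,0,0,0,0.65,-0.28,0,0,0,0,0,0.65,-0.28,0,0,0,0,0,0.65]
}}

```text
clock: 10.75
eef_pos: [0.6342, 0.1379, 0.2722]
tool_rot: [0.168, 0.685, 0.256, 0.661]
ft_force: [-0.9, 0.3, 1.1]
grip_width: 0.0553
```

```bash
python3 - <<'E'
from h import *
snap('wrist','w9'); snap('scene','c9')
rgb=load('c9')[0][180:360,205:425]; cv2.imwrite('pics/c9c.png',cv2.resize(rgb,None,fx=3.3,fy=3.3,interpolation=cv2.INTER_CUBIC)[:,:,::-1])
E
```

```text
(no output)
```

View pics/w9.png

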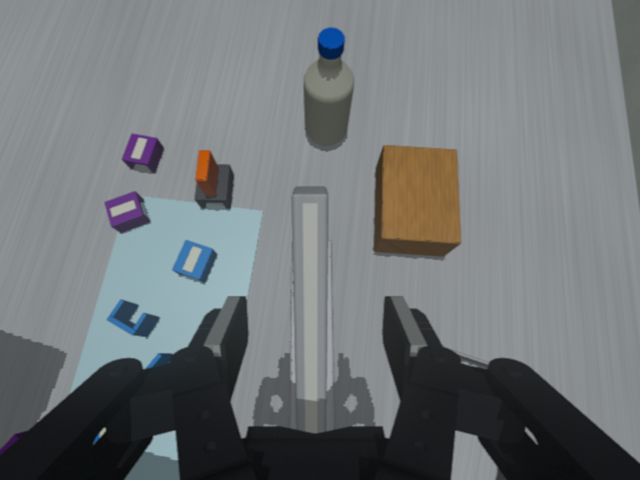

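View pics/c9c.png

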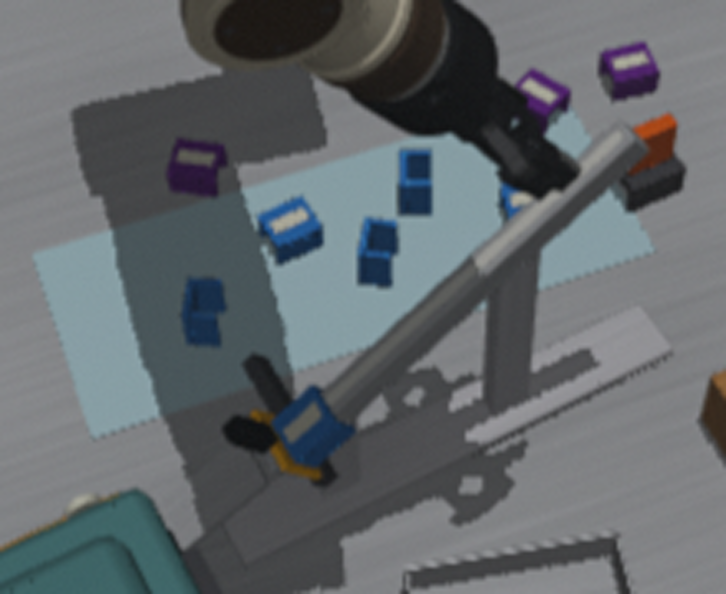

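The first clip slid down and sits astride at the gate (crop pixel (312,428)). Next, the stood clip at (0.487,−0.081).

```bash
python3 - <<'E'
from h import *
P,M=grasp_stand((.4872,-.0812),-2.014); print(P,M,sep='\n')
p,r,o=cur()
plan([((.52,.0,.25),RD,.6),(P-M[:,0]*.10,M,.6),(P,M,.6)])
E
```

```text
[ 0.5031 -0.0477 -0.0171]
[[ 0.3032  0.3032  0.9034]
 [ 0.6388  0.6388 -0.4288]
 [-0.7071  0.7071  0.    ]]
call 1 rows~ 4 [-0.181, -0.363, -0.421, -0.002, 0.002, -0.99] 0.6
call 2 rows~ 1 [0.002, -0.095, -0.099, -0.001, 0.0, -0.232] 0.6
call 3 rows~ 6 [0.51, -0.271, -0.159, 0.706, -0.292, 0.99] 0.6
call 4 rows~ 3 [0.157, -0.28, -0.041, 0.382, -0.159, 0.536] 0.6
call 5 rows~ 3 [0.4, -0.0, 0.0, 0.0, 0.0, 0.0] 0.6
```

```bash
python3 - <<'E'
from h import *
P,M=grasp_stand((.4872,-.0812),-2.014)
p,r,o=cur()
plan([((.53,.02,.29),M,.6),(P-M[:,0]*.10,M,.6),(P,M,.6)])
E
```

```text
call 1 rows~ 5 [-0.312, -0.295, -0.469, 0.879, -0.736, 0.339] 0.6
call 2 rows~ 7 [0.242, -0.99, 0.017, -0.0, -0.0, -0.0] 0.6
call 3 rows~ 1 [0.02, -0.084, 0.002, -0.0, -0.0, -0.0] 0.6
call 4 rows~ 3 [0.4, -0.0, -0.0, -0.0, -0.0, -0.0] 0.6
```

Request:
{"fn": "apply_moves", "kwargs": {
  "targets": [-0.312,-0.295,-0.469,0.879,-0.736,0.339,0.6,-0.312,-0.295,-0.469,0.879,-0.736,0.339,0.6,-0.312,-0.295,-0.469,0.879,-0.736,0.339,0.6,-0.312,-0.295,-0.469,0.879,-0.736,0.339,0.6,-0.312,-0.295,-0.469,0.879,-0.736,0.339,0.6]
}}

```text
clock: 11.27
eef_pos: [0.5262, 0.0174, 0.2881]
tool_rot: [0.412, 0.578, 0.116, 0.695]
ft_force: [-0.4, -0.5, -0.2]
grip_width: 0.0514
```

Request:
{"fn": "apply_moves", "kwargs": {
  "targets": [0.242,-0.99,0.017,0,0,0,0.6,0.242,-0.99,0.017,0,0,0,0.6,0.242,-0.99,0.017,0,0,0,0.6,0.242,-0.99,0.017,0,0,0,0.6,0.242,-0.99,0.017,0,0,0,0.6,0.242,-0.99,0.017,0,0,0,0.6,0.242,-0.99,0.017,0,0,0,0.6,0.242,-0.99,0.017,0,0,0,0.6,0.242,-0.99,0.017,0,0,0,0.6]
}}

```text
clock: 12.02
eef_pos: [0.4762, -0.0997, 0.0721]
tool_rot: [0.408, 0.579, 0.121, 0.695]
ft_force: [0.0, -0.8, -0.1]
grip_width: 0.0514
```

```bash
python3 - <<'E'
from h import *
P,M=grasp_stand((.4872,-.0812),-2.014)
err(P-M[:,0]*.1,M)
snap('wrist','w10'); clips('w10')
plan([(P-M[:,0]*.04,M,.6),(P,M,.6)])
E
```

```text
pos err mm [ -3.442  -11.8336 -18.5602] rot err [-0.0016 -0.0033 -0.0007] F [ 0.0343 -0.8493 -0.0538] w 0.05140124177970227 t 12.0167 j [-0.7058  0.484  -0.2832  1.0621  0.7512  1.206 ]
stand px [562.  57.] c [ 0.6589 -0.0444]   ang(back dir|y axis) -1.418 ztop 0.1260 size 0.038 0.015
flat px [192.  41.] c [0.4825 0.1887] stripe [0.488  0.1891] ang(back dir|y axis) 1.431 ztop 0.0262 size 0.042 0.035
stand px [158. 109.] c [0.4304 0.1124]   ang(back dir|y axis) -1.936 ztop 0.0398 size 0.036 0.027
stand px [238. 131.] c [0.4836 0.0597]   ang(back dir|y axis) -2.086 ztop 0.0399 size 0.035 0.026
flat px [200. 205.] c [0.4336 0.0058] stripe [0.4337 0.0011] ang(back dir|y axis) 1.633 ztop 0.0264 size 0.035 0.041
stand px [318. 279.] c [ 0.4871 -0.0821]   ang(back dir|y axis) -2.011 ztop 0.0403 size 0.035 0.026
call 1 rows~ 2 [0.26, -0.09, 0.006, 0.002, -0.004, 0.0] 0.6
call 2 rows~ 1 [0.16, 0.0, -0.0, -0.0, -0.0, 0.0] 0.6
```

View pics/w10.png

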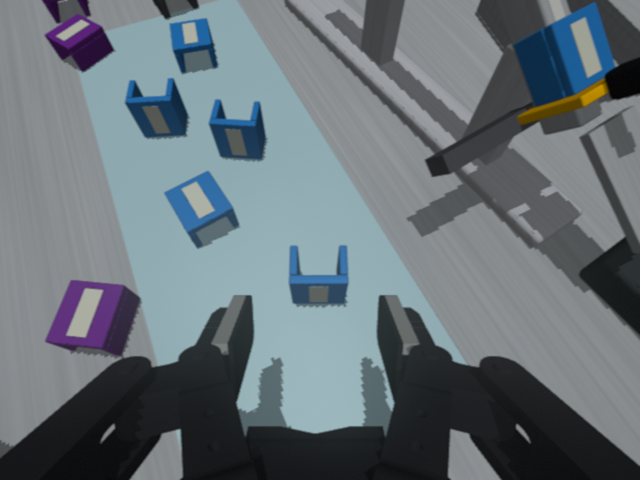

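The stood clip is centred between the fingers at (318,275), back toward the hand. Going in along the tool axis.

Request:
{"fn": "apply_moves", "kwargs": {
  "targets": [0.05,-0.09,0.006,0,0,0,0.6,0.15,-0.09,0.006,0,0,0,0.6,0.27,-0.09,0.006,0,0,0,0.6,0.35,-0.09,0.006,0,0,0,0.6,0.4,-0.09,0.006,0,0,0,0.6,0.418,-0.09,0.006,0,0,0,0.6,0.418,-0.09,0.006,0,0,0,0.6,0.418,-0.09,0.006,0,0,0,0,0.418,-0.09,0.006,0,0,0,0,0.418,-0.09,0.006,0,0,0,0,0.418,-0.09,0.006,0,0,0,0]
}}

```text
clock: 12.98
eef_pos: [0.5034, -0.0494, -0.0162]
tool_rot: [0.408, 0.577, 0.121, 0.697]
ft_force: [-0.1, 1.3, 7.2]
grip_width: 0.0351
```

```bash
python3 - <<'E'
from h import *
P,M=grasp_stand((.4872,-.0815),-2.014); err(P,M)
held((.4872,-.0815,.020))
Pp,Mp=place(AS()); print('place',Pp,Mp[:,0])
p,r,o=cur()
plan([(p+[0,0,.2],M,0),(Pp+zR*.06,Mp,0),(Pp,Mp,0)])
E
```

```text
pos err mm [-0.2734  1.4668 -0.9664] rot err [ 0.0004  0.0004 -0.0014] F [-0.1018  1.2586  7.2271] w 0.0351204185779743 t 12.9833 j [-0.5904  0.5944 -0.4016  0.7203  0.7761  1.3638]
clip in tool [-0.051   0.0002 -0.0009] w 0.0351204185779743
place [0.6317 0.1407 0.2   ] [ 0.0228 -0.173  -0.9847]
call 1 rows~ 5 [-0.565, 0.566, 0.0, 0.001, 0.001, -0.003] 0
call 2 rows~ 5 [0.199, 0.395, 0.113, -0.603, 0.19, -0.99] 0
call 3 rows~ 5 [-0.016, 0.342, 0.215, -0.535, 0.168, -0.877] 0
call 4 rows~ 2 [0.17, 0.17, -0.0, 0.0, -0.0, 0.0] 0
```

Request:
{"fn": "apply_moves", "kwargs": {
  "targets": [-0.11,0.11,0,0,0,0,0,-0.22,0.22,0,0,0,0,0,-0.33,0.33,0,0,0,0,0,-0.44,0.44,0,0,0,0,0,-0.55,0.55,0,0,0,0,0,-0.565,0.566,0,0,0,0,0]
}}

```text
clock: 13.48
eef_pos: [0.5057, -0.0511, 0.1891]
tool_rot: [0.405, 0.575, 0.121, 0.7]
ft_force: [-0.1, -0.3, 0.1]
grip_width: 0.0352
```

Request:
{"fn": "apply_moves", "kwargs": {
  "targets": [0.199,0.395,0.113,-0.603,0.19,-0.99,0,0.199,0.395,0.113,-0.603,0.19,-0.99,0,0.199,0.395,0.113,-0.603,0.19,-0.99,0,0.199,0.395,0.113,-0.603,0.19,-0.99,0,0.199,0.395,0.113,-0.603,0.19,-0.99,0]
}}

```text
clock: 13.9
eef_pos: [0.5754, 0.0352, 0.219]
tool_rot: [0.136, 0.667, 0.051, 0.731]
ft_force: [-0.7, 0.2, -1.0]
grip_width: 0.0354
```

Request:
{"fn": "apply_moves", "kwargs": {
  "targets": [-0.016,0.342,0.215,-0.535,0.168,-0.877,0,-0.016,0.342,0.215,-0.535,0.168,-0.877,0,-0.016,0.342,0.215,-0.535,0.168,-0.877,0,-0.016,0.342,0.215,-0.535,0.168,-0.877,0,-0.016,0.342,0.215,-0.535,0.168,-0.877,0,-0.016,0.342,0.215,-0.535,0.168,-0.877,0,-0.016,0.342,0.215,-0.535,0.168,-0.877,0]
}}

```text
clock: 14.48
eef_pos: [0.6353, 0.1069, 0.2462]
tool_rot: [-0.108, 0.7, -0.015, 0.706]
ft_force: [0.2, -0.7, 0.3]
grip_width: 0.0351
```

```bash
python3 - <<'E'
from h import *
Pp,Mp=place(AS()); err(Pp+zR*.06,Mp)
snap('wrist','w11'); snap('side','s11'); plan([(Pp,Mp,0)])
rgb=load('s11')[0][200:400,220:420]; cv2.imwrite('pics/s11c.png',cv2.resize(rgb,None,fx=3,fy=3,interpolation=cv2.INTER_CUBIC)[:,:,::-1])
E
```

```text
pos err mm [ 0.9118 -0.2879  2.9835] rot err [ 0.001  -0.0036 -0.001 ] F [ 0.1981 -0.6521  0.307 ] w 0.03507624981987051 t 14.4833 j [ 0.2578  0.5603  0.6044  1.6408 -0.1725  1.6991]
call 1 rows~ 2 [0.162, 0.173, 0.004, -0.003, -0.005, -0.002] 0
```

View pics/w11.png

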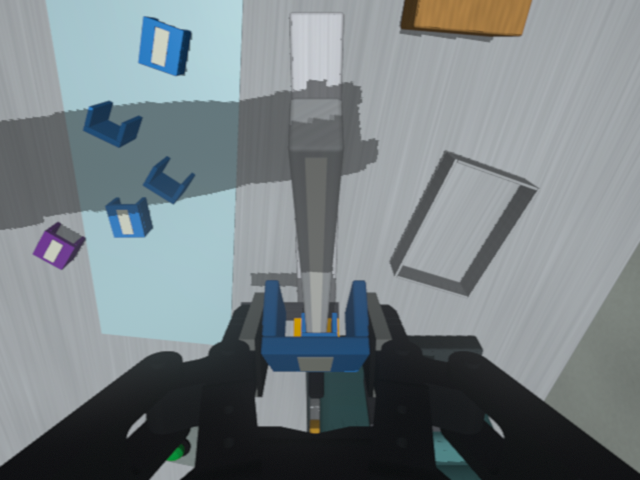

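View pics/s11c.png

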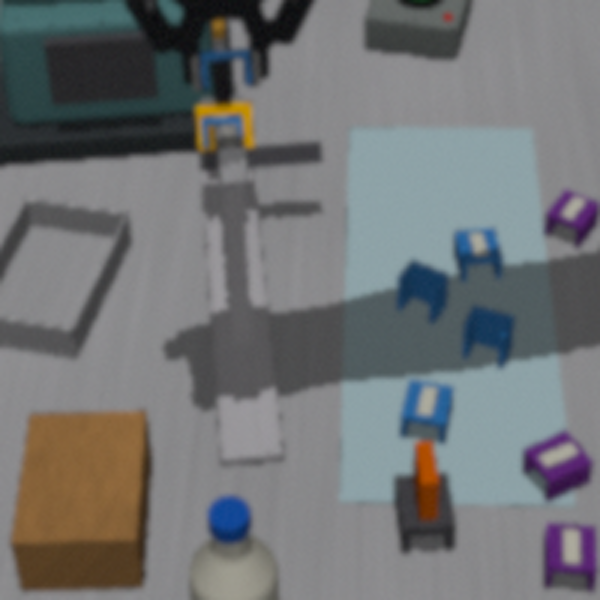

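Request:
{"fn": "apply_moves", "kwargs": {
  "targets": [0.06,0.06,0.003,0,0,0,0,0.11,0.11,0.003,0,0,0,0,0.14,0.15,0.003,0,0,0,0,0.163,0.172,0.003,0,0,0,0,0.163,0.172,0.003,0,0,0,0,0.163,0.172,0.003,0,0,0,0]
}}

```text
clock: 15.08
eef_pos: [0.6315, 0.1416, 0.1999]
tool_rot: [-0.108, 0.7, -0.015, 0.706]
ft_force: [0.5, 0.4, 0.5]
grip_width: 0.0352
```

```bash
python3 - <<'E'
from h import *
Pp,Mp=place(AS()); err(Pp,Mp); snap('wrist','w12'); 
E
```

```text
pos err mm [ 0.1886 -0.9351  0.1113] rot err [ 0.0008 -0.0021 -0.0004] F [0.503  0.4416 0.4822] w 0.03518114968067844 t 15.0833 j [ 0.3109  0.5749  0.5103  1.54   -0.1717  1.753 ]
```

View pics/w12.png

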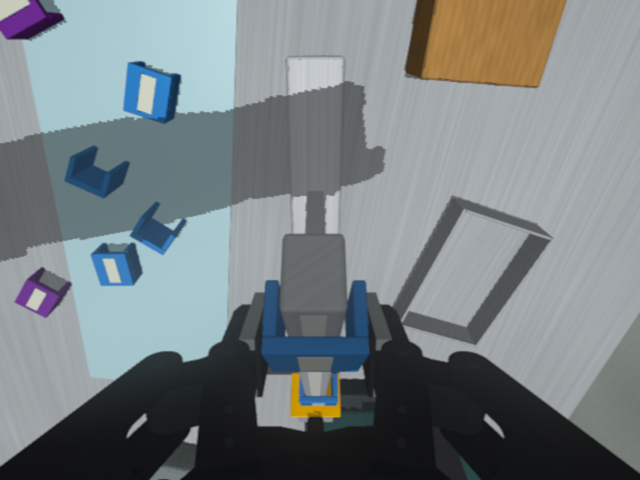

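The clip is astride the rail: legs at columns 270 and 358, rail between 282 and 345. No contact force. Releasing and backing off.

Request:
{"fn": "apply_moves", "kwargs": {
  "targets": [0,0,0,0,0,0,0.65,0,0,0,0,0,0,0.65,0,0,0,0,0,0,0.65,-0.08,0,0,0,0,0,0.65,-0.2,0,0,0,0,0,0.65,-0.3,0,0,0,0,0,0.65,-0.35,0,0,0,0,0,0.65]
}}

```text
clock: 15.72
eef_pos: [0.6306, 0.1581, 0.2899]
tool_rot: [-0.108, 0.698, -0.015, 0.708]
ft_force: [0.7, 0.9, 0.3]
grip_width: 0.0554
```

```bash
python3 - <<'E'
from h import *
snap('wrist','w13'); snap('scene','c13'); clips('w13')
rgb=load('c13')[0][180:360,205:425]; cv2.imwrite('pics/c13c.png',cv2.resize(rgb,None,fx=3.3,fy=3.3,interpolation=cv2.INTER_CUBIC)[:,:,::-1])
P,M=grasp_flat((.4335,.006),1.62); print(cur()[0],P)
plan([(P+[0,0,.2],M,.6),(P+[0,0,.09],M,.6)])
E
```

```text
flat px [183.  98.] c [0.4823 0.1898] stripe [0.4834 0.1868] ang(back dir|y axis) 1.578 ztop 0.0269 size 0.040 0.036
stand px [134. 164.] c [0.4298 0.1135]   ang(back dir|y axis) -1.934 ztop 0.0403 size 0.036 0.026
stand px [182. 212.] c [0.4834 0.061 ]   ang(back dir|y axis) -2.100 ztop 0.0402 size 0.035 0.027
flat px [149. 240.] c [0.4335 0.0072] stripe [0.434  0.0036] ang(back dir|y axis) 2.214 ztop 0.0266 size 0.037 0.040
[0.6312 0.1583 0.2893] [ 0.4335  0.006  -0.0395]
call 1 rows~ 7 [0.59, -0.404, -0.867, 0.166, 0.024, 0.346] 0.6
call 2 rows~ 3 [0.44, 0.001, 0.0, 0.0, -0.0, 0.0] 0.6
```

View pics/c13c.png

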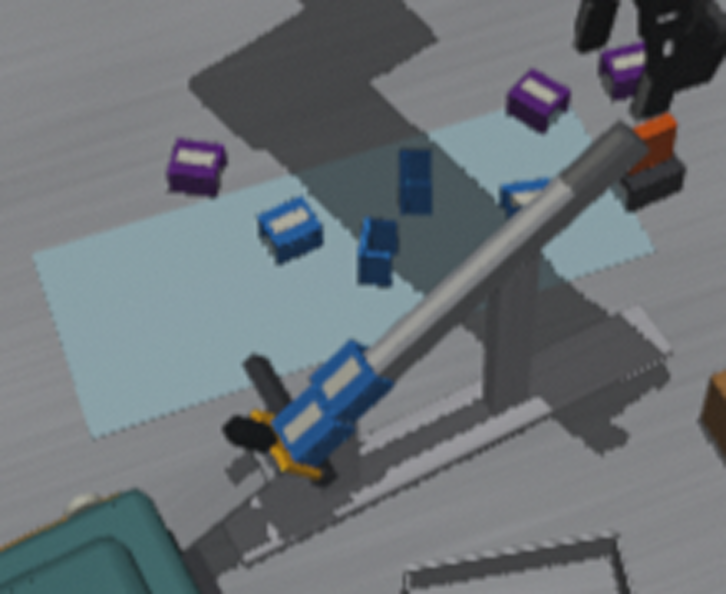

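View pics/w13.png

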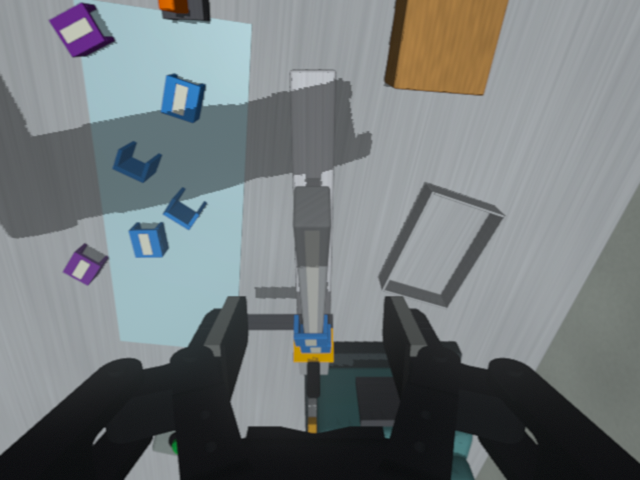

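Two clips are queued at the gate (crop (305,425) and (345,370)). Next, the flat clip at wrist (149,240).

Request:
{"fn": "apply_moves", "kwargs": {
  "targets": [0.2,-0.404,-0.867,0.166,0.024,0.346,0.6,0.2,-0.404,-0.867,0.166,0.024,0.346,0.6,0.3,-0.404,-0.867,0.166,0.024,0.346,0.6,0.45,-0.404,-0.867,0.166,0.024,0.346,0.6,0.59,-0.404,-0.867,0.166,0.024,0.346,0.6,0.59,-0.404,-0.867,0.166,0.024,0.346,0.6,0.59,-0.404,-0.867,0.166,0.024,0.346,0.6,0.59,-0.404,-0.867,0.166,0.024,0.346,0.6,0.59,-0.404,-0.867,0.166,0.024,0.346,0.6]
}}

```text
clock: 16.57
eef_pos: [0.4249, 0.0037, 0.1546]
tool_rot: [-0.017, 0.713, 0.016, 0.701]
ft_force: [0.6, 0.3, 0.5]
grip_width: 0.0512
```

Request:
{"fn": "apply_moves", "kwargs": {
  "targets": [0.15,0,0,0,0,0,0.6,0.3,0,0,0,0,0,0.6,0.4,0,0,0,0,0,0.6,0.44,0,0,0,0,0,0.6,0.44,0,0,0,0,0,0.6]
}}

```text
clock: 16.98
eef_pos: [0.4297, 0.005, 0.0465]
tool_rot: [-0.018, 0.71, 0.017, 0.703]
ft_force: [-0.3, 0.4, 0.2]
grip_width: 0.0518
```

```bash
python3 - <<'E'
from h import *
P,M=grasp_flat((.4335,.006),1.62); err(P+[0,0,.09],M)
snap('wrist','w14'); clips('w14')
E
```

```text
pos err mm [3.7708 0.9864 4.0022] rot err [ 0.0001 -0.0102  0.0018] F [-0.3089  0.4439  0.1724] w 0.05175855126152796 t 16.9833 j [ 0.0134  0.2411 -0.4088  0.931  -0.0022  1.5349]
stand px [320.  54.] c [0.4301 0.113 ]   ang(back dir|y axis) -1.934 ztop 0.0405 size 0.036 0.026
stand px [423. 170.] c [0.4835 0.0611]   ang(back dir|y axis) -2.087 ztop 0.0402 size 0.037 0.026
flat px [321. 255.] c [0.4334 0.0064] stripe [nan nan] ang(back dir|y axis) 0.000 ztop 0.0265 size 0.035 0.040h.py:71: RuntimeWarning: Mean of empty slice.
  p=W[sel][:,:2]; p=p[np.isfinite(p[:,0])]; u=np.linalg.svd(p-p.mean(0))[2][0]
  ret = um.true_divide(
h.py:73: RuntimeWarning: Mean of empty slice.
  out.append(('flat',np.array(c),np.arctan2(u[1],u[0]),zt,a,b,ce[i],p.mean(0)))
```

View pics/w14.png

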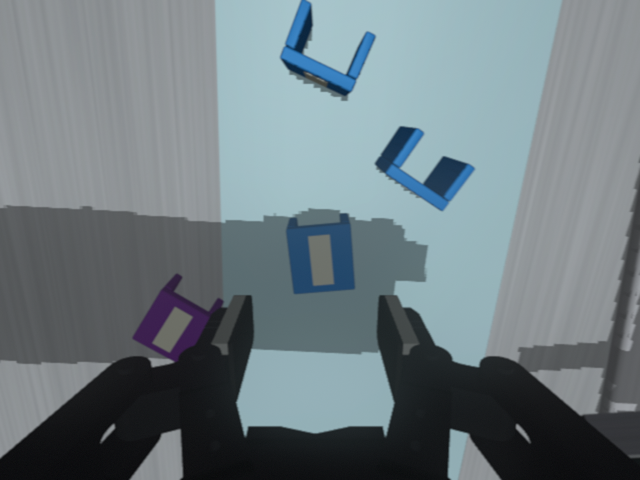

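The clip at (321,255) is turned about 0.09 rad counter-clockwise from the jaws, so I'll correct that and let the arm settle.

Request:
{"fn": "apply_moves", "kwargs": {
  "targets": [0,0,0.004,-0.18,0,0,0.6,0,0,0.004,-0.18,0,0,0.6,0,0,0.004,-0.18,0,0,0.6]
}}

```text
clock: 17.28
eef_pos: [0.4336, 0.0049, 0.05]
tool_rot: [-0.049, 0.707, 0.048, 0.704]
ft_force: [0.2, 0.8, -0.4]
grip_width: 0.051
```

```bash
python3 - <<'E'
from h import *
P,M=grasp_flat((.4334,.0065),1.71); err(P+[0,0,.09],M); plan([(P,M,.6)])
E
```

```text
pos err mm [-0.1662  1.586   0.4564] rot err [-0.0021 -0.0033  0.0018] F [ 0.2318  0.8039 -0.4488] w 0.051040283120582196 t 17.2833 j [ 0.0131  0.2378 -0.4021  0.934  -0.0022  1.4468]
call 1 rows~ 3 [0.358, 0.007, 0.001, -0.004, -0.007, 0.004] 0.6
```

Request:
{"fn": "apply_moves", "kwargs": {
  "targets": [0.13,0.006,0,0,0,0,0.6,0.24,0.006,0,0,0,0,0.6,0.31,0.006,0,0,0,0,0.6,0.35,0.006,0,0,0,0,0.6,0.357,0.006,0,0,0,0,0.6,0.357,0.006,0,0,0,0,0.6,0.357,0.006,0,0,0,0,0,0.357,0.006,0,0,0,0,0,0.357,0.006,0,0,0,0,0,0.357,0.006,0,0,0,0,0]
}}

```text
clock: 18.12
eef_pos: [0.4346, 0.0063, -0.0387]
tool_rot: [-0.049, 0.705, 0.048, 0.706]
ft_force: [3.2, 1.4, 5.6]
grip_width: 0.0353
```

```bash
python3 - <<'E'
from h import *
P,M=grasp_flat((.4334,.0065),1.71); err(P,M)
held((.4334,.0065,.013))
Pp,Mp=place(AF)
p,r,o=cur()
plan([(p+[0,0,.2],M,0),(Pp+zR*.06,Mp,0),(Pp,Mp,0)])
E
```

```text
pos err mm [-1.1606  0.2486 -0.8364] rot err [-0.0012  0.0002  0.0019] F [3.2364 1.4013 5.5944] w 0.03525046747226435 t 18.1167 j [ 0.0159  0.3706 -0.5087  0.6911 -0.0019  1.4487]
clip in tool [-0.0517  0.0003 -0.0011] w 0.03525046747226435
call 1 rows~ 5 [-0.8, -0.002, 0.0, -0.002, 0.0, 0.004] 0
call 2 rows~ 6 [-0.31, 0.357, 0.694, 0.013, -0.004, 0.99] 0
call 3 rows~ 2 [-0.023, 0.108, 0.161, 0.003, -0.0, 0.23] 0
call 4 rows~ 2 [0.24, 0.0, 0.0, -0.0, -0.0, -0.0] 0
```

Request:
{"fn": "apply_moves", "kwargs": {
  "targets": [-0.15,0,0,0,0,0,0,-0.3,0,0,0,0,0,0,-0.45,0,0,0,0,0,0,-0.6,0,0,0,0,0,0,-0.75,0,0,0,0,0,0,-0.8,0,0,0,0,0,0]
}}

```text
clock: 18.62
eef_pos: [0.4353, 0.0065, 0.1656]
tool_rot: [-0.05, 0.704, 0.048, 0.707]
ft_force: [1.4, -0.5, -1.0]
grip_width: 0.0349
```

Request:
{"fn": "apply_moves", "kwargs": {
  "targets": [-0.31,0.357,0.694,0.013,-0.004,0.99,0,-0.31,0.357,0.694,0.013,-0.004,0.99,0,-0.31,0.357,0.694,0.013,-0.004,0.99,0,-0.31,0.357,0.694,0.013,-0.004,0.99,0,-0.31,0.357,0.694,0.013,-0.004,0.99,0,-0.31,0.357,0.694,0.013,-0.004,0.99,0]
}}

```text
clock: 19.12
eef_pos: [0.5975, 0.1204, 0.2361]
tool_rot: [0.128, 0.696, 0.218, 0.672]
ft_force: [-1.0, 0.2, 0.3]
grip_width: 0.0347
```

Request:
{"fn": "apply_moves", "kwargs": {
  "targets": [-0.023,0.108,0.161,0,0,0.23,0,-0.023,0.108,0.161,0,0,0.23,0,-0.023,0.108,0.161,0,0,0.23,0,-0.023,0.108,0.161,0,0,0.23,0,-0.023,0.108,0.161,0,0,0.23,0]
}}

```text
clock: 19.53
eef_pos: [0.6288, 0.1452, 0.2543]
tool_rot: [0.167, 0.689, 0.255, 0.658]
ft_force: [0.1, 0.1, 0.2]
grip_width: 0.0351
```

```bash
python3 - <<'E'
from h import *
Pp,Mp=place(AF); err(Pp+zR*.06,Mp)
snap('wrist','w15'); plan([(Pp,Mp,0)])
E
```

```text
pos err mm [ 2.3532 -0.4559  2.5239] rot err [-0.002  -0.0048  0.0024] F [0.0715 0.0829 0.2132] w 0.035134082943230435 t 19.5333 j [-0.0728  0.606   0.5569  1.6671  0.5921  1.3231]
call 1 rows~ 2 [0.231, 0.003, 0.01, -0.003, -0.009, 0.005] 0
```

View pics/w15.png

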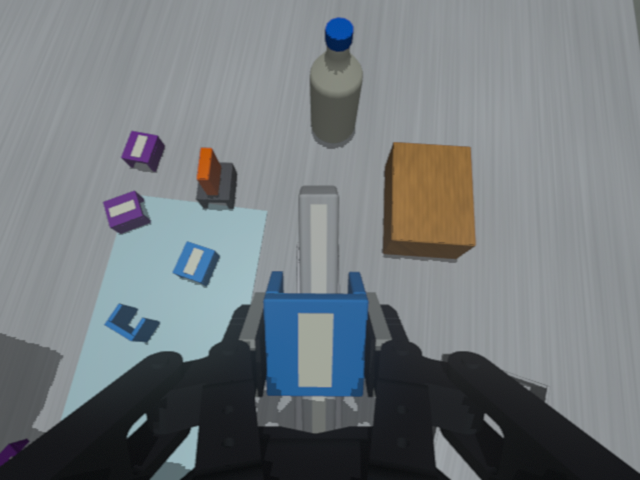

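Request:
{"fn": "apply_moves", "kwargs": {
  "targets": [0.09,0.002,0.006,0,0,0,0,0.16,0.002,0.006,0,0,0,0,0.21,0.002,0.006,0,0,0,0,0.235,0.002,0.006,0,0,0,0,0.235,0.002,0.006,0,0,0,0,0.235,0.002,0.006,0,0,0,0]
}}

```text
clock: 20.08
eef_pos: [0.6257, 0.179, 0.2069]
tool_rot: [0.167, 0.689, 0.255, 0.658]
ft_force: [-0.1, 0.6, 0.5]
grip_width: 0.0351
```

```bash
python3 - <<'E'
from h import *
Pp,Mp=place(AF); err(Pp,Mp); p,r,o=cur(); q=np.array(json.load(open('st.json'))['q']); print('clip rail',rail(p+r.apply(q)))
E
```

```text
pos err mm [ 0.9829 -0.1627  0.7398] rot err [-0.0016 -0.0041  0.002 ] F [-0.1228  0.5644  0.5062] w 0.03511964410328334 t 20.0833 j [-0.0217  0.5966  0.42    1.5046  0.5992  1.3842]
clip rail [-0.0007  0.2699 -0.0063]
```

Within 0.7 mm of the rail's middle. Releasing.

Request:
{"fn": "apply_moves", "kwargs": {
  "targets": [0,0,0,0,0,0,0.65,0,0,0,0,0,0,0.65,0,0,0,0,0,0,0.65,-0.08,0,0,0,0,0,0.65,-0.2,0,0,0,0,0,0.65,-0.3,0,0,0,0,0,0.65,-0.35,0,0,0,0,0,0.65]
}}

```text
clock: 20.67
eef_pos: [0.634, 0.1279, 0.2798]
tool_rot: [0.167, 0.688, 0.255, 0.659]
ft_force: [-0.0, 0.4, -0.6]
grip_width: 0.0556
```

```bash
python3 - <<'E'
from h import *
snap('scene','c16')
rgb=load('c16')[0][180:360,205:425]; cv2.imwrite('pics/c16c.png',cv2.resize(rgb,None,fx=3.3,fy=3.3,interpolation=cv2.INTER_CUBIC)[:,:,::-1])
P,M=grasp_stand((.4834,.0609),-2.09); print(P)
plan([((.53,.10,.29),M,.6),(P-M[:,0]*.10,M,.6),(P,M,.6)])
E
```

```text
[ 0.5018  0.0931 -0.0171]
call 1 rows~ 6 [-0.059, -0.023, -0.427, 0.99, -0.829, 0.342] 0.6
call 2 rows~ 1 [-0.002, -0.001, -0.002, 0.006, -0.005, 0.002] 0.6
call 3 rows~ 7 [0.413, -0.925, -0.084, -0.0, 0.0, 0.0] 0.6
call 4 rows~ 3 [0.4, -0.0, 0.0, -0.0, 0.0, 0.0] 0.6
```

View pics/c16c.png

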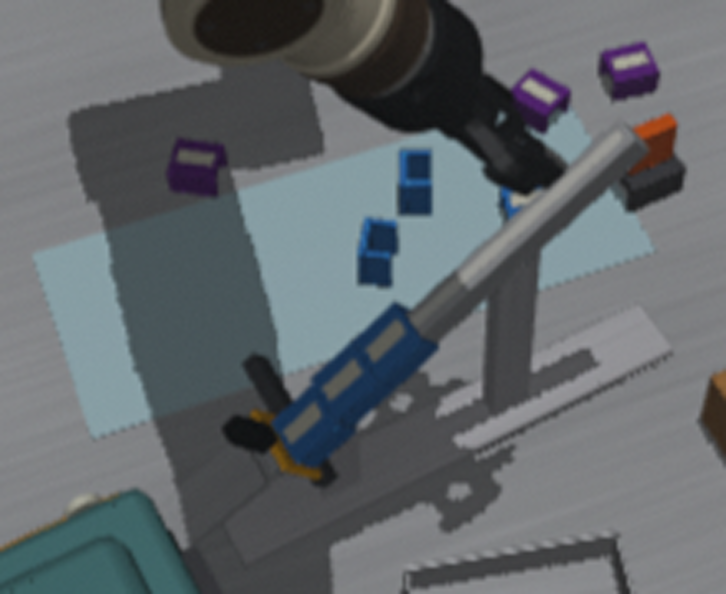

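Three are queued. Next, the stood clip at (0.483,0.061).

Request:
{"fn": "apply_moves", "kwargs": {
  "targets": [-0.06,-0.02,-0.43,0.99,-0.83,0.34,0.6,-0.06,-0.02,-0.43,0.99,-0.83,0.34,0.6,-0.06,-0.02,-0.43,0.99,-0.83,0.34,0.6,-0.06,-0.02,-0.43,0.99,-0.83,0.34,0.6,-0.06,-0.02,-0.43,0.99,-0.83,0.34,0.6,-0.06,-0.02,-0.43,0.99,-0.83,0.34,0.6]
}}

```text
clock: 21.22
eef_pos: [0.5271, 0.1023, 0.2867]
tool_rot: [0.43, 0.564, 0.092, 0.699]
ft_force: [-0.3, 0.5, 0.3]
grip_width: 0.0512
```

Request:
{"fn": "apply_moves", "kwargs": {
  "targets": [0.413,-0.925,-0.084,0,0,0,0.6,0.413,-0.925,-0.084,0,0,0,0.6,0.413,-0.925,-0.084,0,0,0,0.6,0.413,-0.925,-0.084,0,0,0,0.6,0.413,-0.925,-0.084,0,0,0,0.6,0.413,-0.925,-0.084,0,0,0,0.6,0.413,-0.925,-0.084,0,0,0,0.6,0.413,-0.925,-0.084,0,0,0,0.6,0.413,-0.925,-0.084,0,0,0,0.6]
}}

```text
clock: 21.97
eef_pos: [0.465, 0.0339, 0.0522]
tool_rot: [0.427, 0.565, 0.095, 0.699]
ft_force: [-0.1, -0.0, 0.3]
grip_width: 0.0514
```

```bash
python3 - <<'E'
from h import *
P,M=grasp_stand((.4834,.0609),-2.09)
err(P-M[:,0]*.1,M)
snap('wrist','w17'); clips('w17')
plan([(P,M,.6)])
E
```

```text
pos err mm [ 1.7479 -2.127   1.3985] rot err [ 0.0021 -0.0072  0.0034] F [-0.1264 -0.0066  0.3116] w 0.05139662325817552 t 21.9667 j [-0.469   0.3138 -0.6382  0.5792  0.7812  1.6322]
flat px [235. 117.] c [0.4826 0.1892] stripe [0.4851 0.1938] ang(back dir|y axis) 1.475 ztop 0.0262 size 0.042 0.035
stand px [207. 222.] c [0.4304 0.1125]   ang(back dir|y axis) -1.929 ztop 0.0400 size 0.035 0.027
stand px [320. 250.] c [0.4837 0.0605]   ang(back dir|y axis) -2.098 ztop 0.0402 size 0.035 0.026
call 1 rows~ 3 [0.395, -0.0, 0.009, 0.009, -0.011, 0.007] 0.6
```

View pics/w17.png

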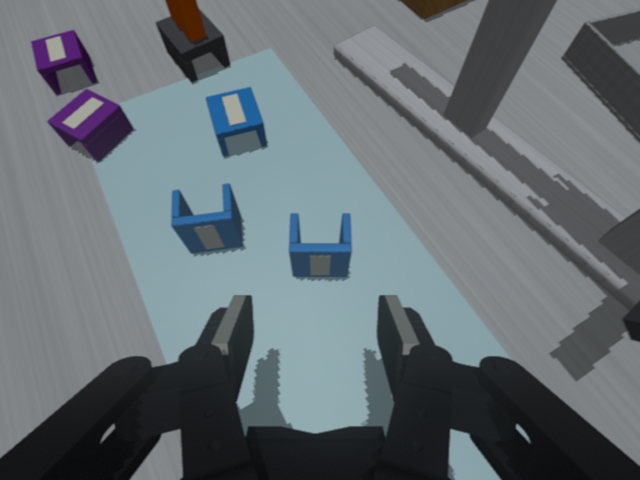

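Request:
{"fn": "apply_moves", "kwargs": {
  "targets": [0.1,0,0.006,0,0,0,0.6,0.22,0,0.006,0,0,0,0.6,0.32,0,0.006,0,0,0,0.6,0.37,0,0.006,0,0,0,0.6,0.393,0,0.006,0,0,0,0.6,0.393,0,0.006,0,0,0,0.6,0.393,0,0.006,0,0,0,0,0.393,0,0.006,0,0,0,0,0.393,0,0.006,0,0,0,0,0.393,0,0.006,0,0,0,0]
}}

```text
clock: 22.85
eef_pos: [0.5003, 0.0932, -0.0169]
tool_rot: [0.427, 0.564, 0.095, 0.7]
ft_force: [-1.4, -0.3, 6.6]
grip_width: 0.0351
```

```bash
python3 - <<'E'
from h import *
P,M=grasp_stand((.4836,.0608),-2.094); err(P,M)
held((.4836,.0608,.020))
Pp,Mp=place(AS())
p,r,o=cur()
plan([(p+[0,0,.2],M,0),(Pp+zR*.06,Mp,0),(Pp,Mp,0)])
E
```

```text
pos err mm [ 1.8582 -0.1945 -0.189 ] rot err [ 0.006  -0.0085  0.0019] F [-1.4376 -0.319   6.5506] w 0.035125250839778854 t 22.85 j [-0.2969  0.463  -0.7112  0.1879  0.761   1.8713]
clip in tool [-0.0518  0.0003  0.0013] w 0.035125250839778854
call 1 rows~ 5 [-0.567, 0.565, -0.001, 0.012, -0.017, 0.004] 0
call 2 rows~ 5 [0.021, 0.219, 0.237, -0.693, 0.218, -0.99] 0
call 3 rows~ 5 [-0.079, 0.092, 0.254, -0.603, 0.19, -0.861] 0
call 4 rows~ 2 [0.17, 0.17, 0.0, 0.0, -0.0, 0.0] 0
```

Request:
{"fn": "apply_moves", "kwargs": {
  "targets": [-0.11,0.11,0,0,0,0,0,-0.22,0.22,0,0,0,0,0,-0.33,0.33,0,0,0,0,0,-0.44,0.44,0,0,0,0,0,-0.55,0.55,0,0,0,0,0,-0.567,0.565,0,0.012,-0.017,0.004,0]
}}

```text
clock: 23.35
eef_pos: [0.5041, 0.0921, 0.1892]
tool_rot: [0.429, 0.558, 0.093, 0.704]
ft_force: [2.2, 0.9, 0.5]
grip_width: 0.0353
```

Request:
{"fn": "apply_moves", "kwargs": {
  "targets": [0.021,0.219,0.237,-0.693,0.218,-0.99,0,0.021,0.219,0.237,-0.693,0.218,-0.99,0,0.021,0.219,0.237,-0.693,0.218,-0.99,0,0.021,0.219,0.237,-0.693,0.218,-0.99,0,0.021,0.219,0.237,-0.693,0.218,-0.99,0]
}}

```text
clock: 23.77
eef_pos: [0.5735, 0.0997, 0.2169]
tool_rot: [0.146, 0.663, 0.035, 0.734]
ft_force: [1.7, -0.5, -1.0]
grip_width: 0.0352
```

Request:
{"fn": "apply_moves", "kwargs": {
  "targets": [-0.079,0.092,0.254,-0.603,0.19,-0.861,0,-0.079,0.092,0.254,-0.603,0.19,-0.861,0,-0.079,0.092,0.254,-0.603,0.19,-0.861,0,-0.079,0.092,0.254,-0.603,0.19,-0.861,0,-0.079,0.092,0.254,-0.603,0.19,-0.861,0,-0.079,0.092,0.254,-0.603,0.19,-0.861,0,-0.079,0.092,0.254,-0.603,0.19,-0.861,0]
}}

```text
clock: 24.35
eef_pos: [0.6357, 0.1074, 0.2445]
tool_rot: [-0.109, 0.701, -0.016, 0.705]
ft_force: [-0.2, -0.2, -1.2]
grip_width: 0.0354
```

```bash
python3 - <<'E'
from h import *
Pp,Mp=place(AS()); err(Pp+zR*.06,Mp)
snap('wrist','w18'); plan([(Pp,Mp,0)])
E
```

```text
pos err mm [ 0.4782 -1.0317  3.848 ] rot err [ 0.0017 -0.0058  0.0002] F [-0.2021 -0.2488 -1.2244] w 0.03537184643073569 t 24.35 j [ 0.2589  0.5641  0.6062  1.6413 -0.1734  1.7   ]
call 1 rows~ 2 [0.158, 0.167, 0.003, -0.0, -0.01, 0.0] 0
```

View pics/w18.png

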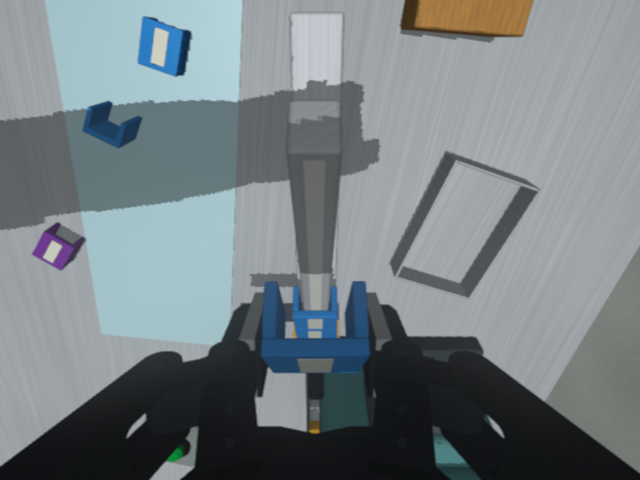

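Request:
{"fn": "apply_moves", "kwargs": {
  "targets": [0.06,0.06,0.003,0,0,0,0,0.11,0.11,0.003,0,0,0,0,0.14,0.15,0.003,0,0,0,0,0.163,0.168,0.003,0,0,0,0,0.163,0.168,0.003,0,0,0,0,0.163,0.168,0.003,0,0,0,0]
}}

```text
clock: 24.9
eef_pos: [0.632, 0.1401, 0.1989]
tool_rot: [-0.108, 0.7, -0.016, 0.706]
ft_force: [0.6, 0.4, -0.3]
grip_width: 0.0349
```

```bash
python3 - <<'E'
from h import *
Pp,Mp=place(AS()); err(Pp,Mp); p,r,o=cur(); q=np.array(json.load(open('st.json'))['q']); print('clip rail',rail(p+r.apply(q)))
E
```

```text
pos err mm [-0.2582  0.4177  0.2514] rot err [ 0.0001 -0.004   0.0009] F [ 0.5841  0.4405 -0.3287] w 0.034933906293408784 t 24.9 j [ 0.3089  0.5769  0.511   1.5404 -0.1728  1.752 ]
clip rail [ 0.0004  0.2695 -0.0055]
```

Request:
{"fn": "apply_moves", "kwargs": {
  "targets": [0,0,0,0,0,0,0.65,0,0,0,0,0,0,0.65,0,0,0,0,0,0,0.65,-0.08,0,0,0,0,0,0.65,-0.2,0,0,0,0,0,0.65,-0.3,0,0,0,0,0,0.65,-0.35,0,0,0,0,0,0.65]
}}

```text
clock: 25.48
eef_pos: [0.6313, 0.1567, 0.289]
tool_rot: [-0.108, 0.698, -0.015, 0.708]
ft_force: [-0.6, -0.1, 1.9]
grip_width: 0.0557
```

```bash
python3 - <<'E'
from h import *
snap('scene','c19'); snap('wrist','w19'); clips('w19')
rgb=load('c19')[0][180:360,205:425]; cv2.imwrite('pics/c19c.png',cv2.resize(rgb,None,fx=3.3,fy=3.3,interpolation=cv2.INTER_CUBIC)[:,:,::-1])
P,M=grasp_stand((.4302,.1130),-1.932); print(P)
plan([((.50,.13,.29),M,.6),(P-M[:,0]*.10,M,.6),(P,M,.6)])
E
```

```text
flat px [182.  97.] c [0.4826 0.1897] stripe [0.4825 0.1881] ang(back dir|y axis) 1.641 ztop 0.0269 size 0.040 0.036
stand px [134. 162.] c [0.4306 0.1136]   ang(back dir|y axis) -1.947 ztop 0.0402 size 0.035 0.026
[ 0.4433  0.1477 -0.0171]
call 1 rows~ 5 [-0.001, -0.02, -0.283, 0.516, -0.159, 0.99] 0.6
call 2 rows~ 5 [-0.044, -0.072, -0.24, 0.463, -0.143, 0.888] 0.6
call 3 rows~ 7 [0.459, -0.879, -0.237, -0.0, 0.0, 0.0] 0.6
call 4 rows~ 3 [0.4, 0.0, -0.0, -0.0, 0.0, 0.0] 0.6
```

View pics/c19c.png

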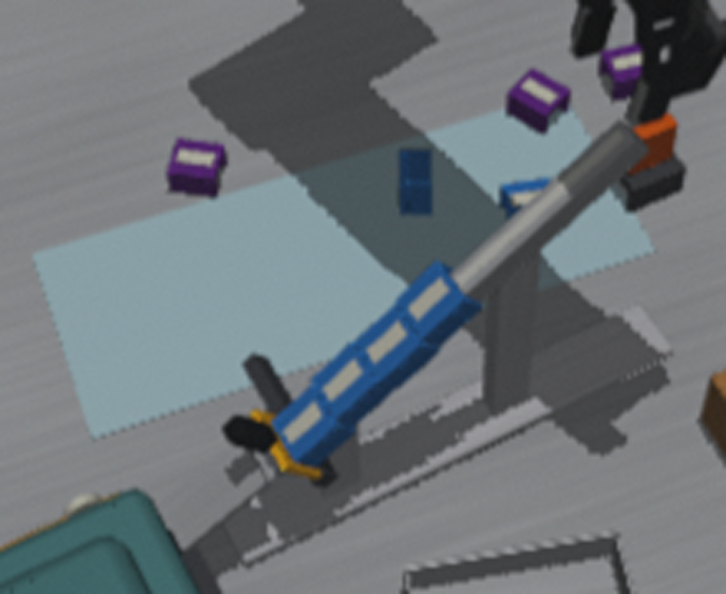

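Four are queued. Next, the last stood clip at wrist (134,162), at (0.430,0.113).

Request:
{"fn": "apply_moves", "kwargs": {
  "targets": [0,-0.02,-0.283,0.516,-0.159,0.99,0.6,0,-0.02,-0.283,0.516,-0.159,0.99,0.6,0,-0.02,-0.283,0.516,-0.159,0.99,0.6,0,-0.02,-0.283,0.516,-0.159,0.99,0.6,0,-0.02,-0.283,0.516,-0.159,0.99,0.6]
}}

```text
clock: 26.0
eef_pos: [0.5598, 0.1411, 0.2853]
tool_rot: [0.159, 0.669, 0.073, 0.723]
ft_force: [-0.2, -0.3, 0.6]
grip_width: 0.0514
```

Request:
{"fn": "apply_moves", "kwargs": {
  "targets": [-0.044,-0.072,-0.24,0.463,-0.143,0.888,0.6,-0.044,-0.072,-0.24,0.463,-0.143,0.888,0.6,-0.044,-0.072,-0.24,0.463,-0.143,0.888,0.6,-0.044,-0.072,-0.24,0.463,-0.143,0.888,0.6,-0.044,-0.072,-0.24,0.463,-0.143,0.888,0.6]
}}

```text
clock: 26.42
eef_pos: [0.4944, 0.1272, 0.282]
tool_rot: [0.387, 0.598, 0.143, 0.687]
ft_force: [-0.6, -0.1, -0.8]
grip_width: 0.0512
```

Request:
{"fn": "apply_moves", "kwargs": {
  "targets": [0.459,-0.879,-0.237,0,0,0,0.6,0.459,-0.879,-0.237,0,0,0,0.6,0.459,-0.879,-0.237,0,0,0,0.6,0.459,-0.879,-0.237,0,0,0,0.6,0.459,-0.879,-0.237,0,0,0,0.6,0.459,-0.879,-0.237,0,0,0,0.6,0.459,-0.879,-0.237,0,0,0,0.6,0.459,-0.879,-0.237,0,0,0,0.6,0.459,-0.879,-0.237,0,0,0,0.6]
}}

```text
clock: 27.17
eef_pos: [0.4169, 0.0802, 0.0524]
tool_rot: [0.383, 0.596, 0.147, 0.69]
ft_force: [-0.1, -0.2, 1.5]
grip_width: 0.0513
```

```bash
python3 - <<'E'
from h import *
P,M=grasp_stand((.4304,.1131),-1.935)
err(P-M[:,0]*.1,M)
snap('wrist','w20'); clips('w20')
plan([(P,M,.6)])
E
```

```text
pos err mm [1.5113 1.5397 1.1692] rot err [-0.0005 -0.0049  0.0044] F [-0.1378 -0.2069  1.4608] w 0.051274225510584054 t 27.1667 j [-0.4108  0.2871 -0.68    0.6567  0.7796  1.5009]
flat px [345. 136.] c [0.4821 0.1893] stripe [0.4838 0.1848] ang(back dir|y axis) 1.798 ztop 0.0262 size 0.041 0.036
stand px [316. 245.] c [0.4304 0.1128]   ang(back dir|y axis) -1.929 ztop 0.0402 size 0.035 0.027
call 1 rows~ 3 [0.404, 0.009, 0.001, 0.003, -0.007, 0.009] 0.6
```

View pics/w20.png

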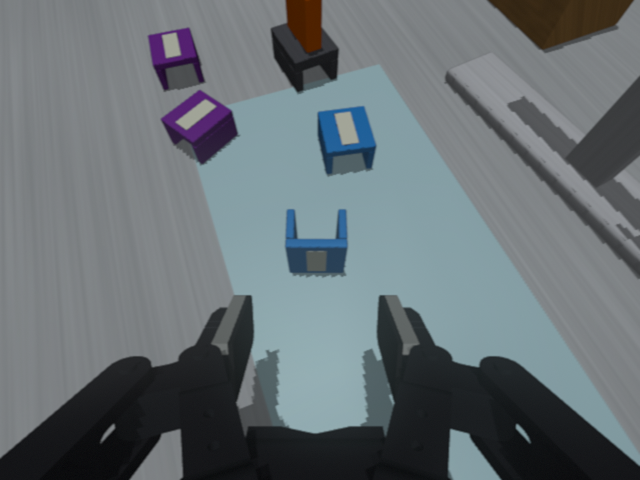

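Request:
{"fn": "apply_moves", "kwargs": {
  "targets": [0.1,0.006,0,0,0,0,0.6,0.22,0.006,0,0,0,0,0.6,0.32,0.006,0,0,0,0,0.6,0.37,0.006,0,0,0,0,0.6,0.399,0.006,0,0,0,0,0.6,0.399,0.006,0,0,0,0,0.6,0.399,0.006,0,0,0,0,0,0.399,0.006,0,0,0,0,0,0.399,0.006,0,0,0,0,0,0.399,0.006,0,0,0,0,0]
}}

```text
clock: 28.05
eef_pos: [0.4421, 0.147, -0.0166]
tool_rot: [0.384, 0.595, 0.148, 0.691]
ft_force: [0.9, 1.3, 5.9]
grip_width: 0.0355
```

```bash
python3 - <<'E'
from h import *
P,M=grasp_stand((.4304,.1129),-1.932); err(P,M)
held((.4304,.1129,.020))
Pp,Mp=place(AS())
p,r,o=cur()
plan([(p+[0,0,.2],M,0),(Pp+zR*.06,Mp,0),(Pp,Mp,0)])
E
```

```text
pos err mm [ 1.4141  0.6464 -0.5003] rot err [-0.0017 -0.0007  0.0019] F [0.8995 1.2568 5.8912] w 0.03545288182518963 t 28.05 j [-0.2163  0.4303 -0.7799  0.2188  0.7733  1.7749]
clip in tool [-0.0514  0.0003  0.0011] w 0.03545288182518963
call 1 rows~ 5 [-0.567, 0.565, -0.001, -0.003, -0.001, 0.004] 0
call 2 rows~ 5 [-0.052, 0.143, 0.412, -0.513, 0.161, -0.99] 0
call 3 rows~ 5 [-0.108, -0.009, 0.38, -0.463, 0.145, -0.892] 0
call 4 rows~ 2 [0.17, 0.169, 0.0, 0.0, 0.0, 0.0] 0
```

Request:
{"fn": "apply_moves", "kwargs": {
  "targets": [-0.11,0.11,0,0,0,0,0,-0.22,0.22,0,0,0,0,0,-0.33,0.33,0,0,0,0,0,-0.44,0.44,0,0,0,0,0,-0.55,0.55,0,0,0,0,0,-0.567,0.565,0,0,0,0,0]
}}

```text
clock: 28.55
eef_pos: [0.445, 0.1463, 0.1886]
tool_rot: [0.382, 0.592, 0.148, 0.694]
ft_force: [1.0, -0.2, -0.3]
grip_width: 0.0355
```

Request:
{"fn": "apply_moves", "kwargs": {
  "targets": [-0.052,0.143,0.412,-0.513,0.161,-0.99,0,-0.052,0.143,0.412,-0.513,0.161,-0.99,0,-0.052,0.143,0.412,-0.513,0.161,-0.99,0,-0.052,0.143,0.412,-0.513,0.161,-0.99,0,-0.052,0.143,0.412,-0.513,0.161,-0.99,0]
}}

```text
clock: 28.97
eef_pos: [0.5464, 0.1263, 0.2171]
tool_rot: [0.127, 0.674, 0.063, 0.725]
ft_force: [-0.0, 0.9, -0.0]
grip_width: 0.0354
```

Request:
{"fn": "apply_moves", "kwargs": {
  "targets": [-0.108,-0.009,0.38,-0.463,0.145,-0.892,0,-0.108,-0.009,0.38,-0.463,0.145,-0.892,0,-0.108,-0.009,0.38,-0.463,0.145,-0.892,0,-0.108,-0.009,0.38,-0.463,0.145,-0.892,0,-0.108,-0.009,0.38,-0.463,0.145,-0.892,0,-0.108,-0.009,0.38,-0.463,0.145,-0.892,0,-0.108,-0.009,0.38,-0.463,0.145,-0.892,0]
}}

```text
clock: 29.55
eef_pos: [0.6349, 0.1067, 0.2447]
tool_rot: [-0.109, 0.702, -0.016, 0.704]
ft_force: [0.3, -0.1, 0.1]
grip_width: 0.035
```

```bash
python3 - <<'E'
from h import *
Pp,Mp=place(AS()); err(Pp+zR*.06,Mp)
snap('wrist','w21'); plan([(Pp,Mp,0)])
E
```

```text
pos err mm [ 1.2511 -0.3043  4.1508] rot err [ 0.0008 -0.009   0.0015] F [ 0.3225 -0.1004  0.0927] w 0.03503284586412973 t 29.55 j [ 0.2586  0.5655  0.6086  1.6457 -0.1743  1.7011]
call 1 rows~ 2 [0.156, 0.169, 0.006, -0.001, -0.016, 0.003] 0
```

View pics/w21.png

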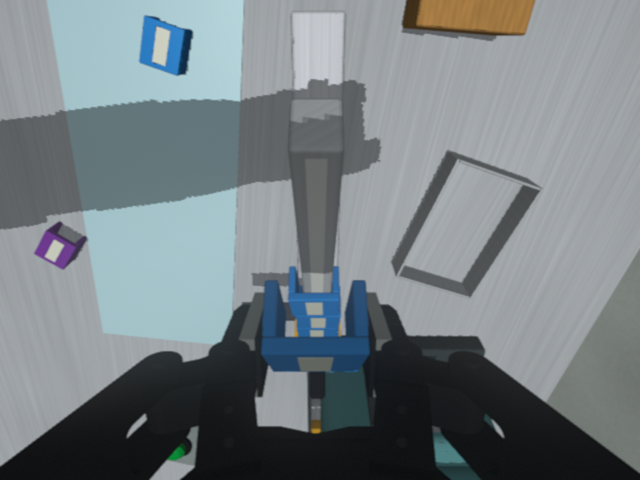

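Request:
{"fn": "apply_moves", "kwargs": {
  "targets": [0.06,0.06,0.004,0,0,0,0,0.11,0.11,0.004,0,0,0,0,0.14,0.15,0.004,0,0,0,0,0.163,0.169,0.004,0,-0.006,0,0,0.163,0.169,0.004,0,-0.006,0,0,0.163,0.169,0.004,0,-0.006,0,0]
}}

```text
clock: 30.1
eef_pos: [0.6317, 0.1403, 0.1989]
tool_rot: [-0.109, 0.7, -0.017, 0.706]
ft_force: [-0.1, 0.8, 0.8]
grip_width: 0.035
```

```bash
python3 - <<'E'
from h import *
Pp,Mp=place(AS()); err(Pp,Mp); p,r,o=cur(); q=np.array(json.load(open('st.json'))['q']); print('clip rail',rail(p+r.apply(q)))
E
```

```text
pos err mm [0.0263 0.2345 0.7503] rot err [-0.0001 -0.0035  0.0021] F [-0.0676  0.7986  0.8066] w 0.03495299128204274 t 30.1 j [ 0.31    0.5763  0.5097  1.5397 -0.174   1.7533]
clip rail [ 0.0001  0.2695 -0.0061]
```

Request:
{"fn": "apply_moves", "kwargs": {
  "targets": [0,0,0,0,0,0,0.65,0,0,0,0,0,0,0.65,0,0,0,0,0,0,0.65,-0.08,0,0,0,0,0,0.65,-0.2,0,0,0,0,0,0.65,-0.3,0,0,0,0,0,0.65,-0.35,0,0,0,0,0,0.65]
}}

```text
clock: 30.68
eef_pos: [0.631, 0.157, 0.2887]
tool_rot: [-0.108, 0.698, -0.016, 0.708]
ft_force: [-0.4, 0.1, 0.2]
grip_width: 0.0553
```

```bash
python3 - <<'E'
from h import *
snap('scene','c22'); snap('wrist','w22'); clips('w22')
rgb=load('c22')[0][180:360,205:425]; cv2.imwrite('pics/c22c.png',cv2.resize(rgb,None,fx=3.3,fy=3.3,interpolation=cv2.INTER_CUBIC)[:,:,::-1])
P,M=grasp_flat((.4824,.1896),1.30); print(P)
plan([(P+[0,0,.2],M,.6),(P+[0,0,.09],M,.6)])
E
```

```text
flat px [182.  97.] c [0.4826 0.1899] stripe [0.4827 0.1868] ang(back dir|y axis) 1.671 ztop 0.0267 size 0.040 0.035
[ 0.4824  0.1896 -0.0395]
call 1 rows~ 5 [0.464, 0.293, -0.577, 0.802, 0.077, 0.346] 0.6
call 2 rows~ 3 [0.44, -0.0, 0.001, -0.0, 0.0, -0.0] 0.6
```

View pics/c22c.png

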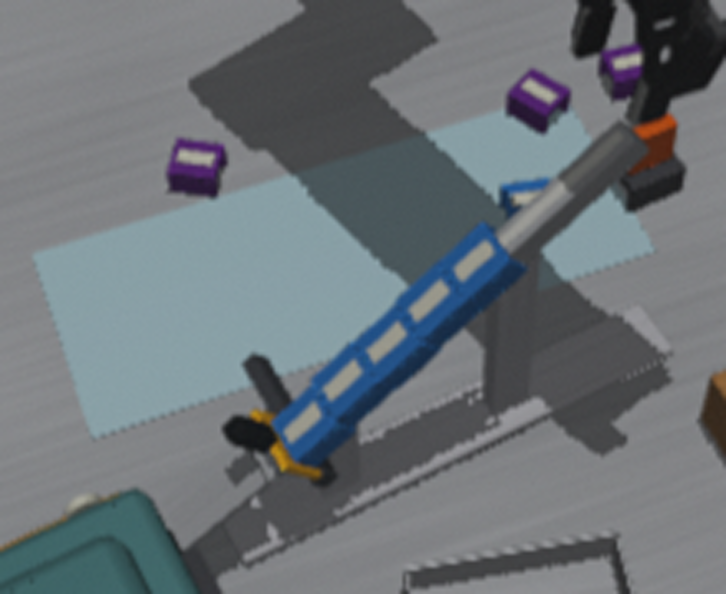

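View pics/w22.png

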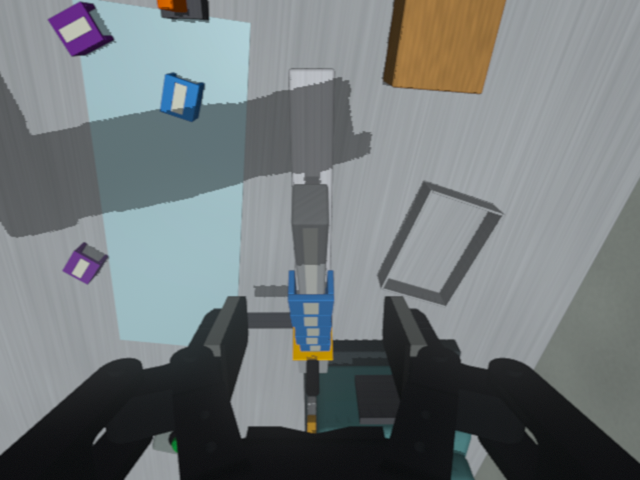

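Five are queued. Last clip: flat at wrist (182,97).

Request:
{"fn": "apply_moves", "kwargs": {
  "targets": [0.1,0.293,-0.577,0.802,0.077,0.346,0.6,0.1,0.293,-0.577,0.802,0.077,0.346,0.6,0.25,0.293,-0.577,0.802,0.077,0.346,0.6,0.4,0.293,-0.577,0.802,0.077,0.346,0.6,0.464,0.293,-0.577,0.802,0.077,0.346,0.6,0.464,0.293,-0.577,0.802,0.077,0.346,0.6,0.464,0.293,-0.577,0.802,0.077,0.346,0.6]
}}

```text
clock: 31.37
eef_pos: [0.4738, 0.1863, 0.1526]
tool_rot: [0.092, 0.707, -0.099, 0.695]
ft_force: [-0.3, 0.4, 0.6]
grip_width: 0.0515
```

Request:
{"fn": "apply_moves", "kwargs": {
  "targets": [0.15,0,0,0,0,0,0.6,0.3,0,0,0,0,0,0.6,0.4,0,0,0,0,0,0.6,0.44,0,0,0,0,0,0.6,0.44,0,0,0,0,0,0.6,0.44,0,0,0,0,0,0.6]
}}

```text
clock: 31.87
eef_pos: [0.4807, 0.1889, 0.0489]
tool_rot: [0.095, 0.702, -0.096, 0.699]
ft_force: [0.0, 0.3, 0.8]
grip_width: 0.0514
```

```bash
python3 - <<'E'
from h import *
P,M=grasp_flat((.4825,.1896),1.30); err(P+[0,0,.09],M)
snap('wrist','w23'); clips('w23')
rgb,d,T,K=load('w23'); cv2.imwrite('pics/w23c.png',cv2.resize(rgb[190:320,250:390],None,fx=4,fy=4,interpolation=cv2.INTER_CUBIC)[:,:,::-1])
E
```

```text
pos err mm [1.7781 0.7277 1.589 ] rot err [-0.0007 -0.0044  0.0029] F [0.027  0.3064 0.7927] w 0.05144904529902899 t 31.8667 j [ 0.3741  0.3863 -0.188   1.0017  0.0004  2.2164]
flat px [317. 254.] c [0.4825 0.1897] stripe [nan nan] ang(back dir|y axis) 0.000 ztop 0.0264 size 0.040 0.035h.py:71: RuntimeWarning: Mean of empty slice.
  p=W[sel][:,:2]; p=p[np.isfinite(p[:,0])]; u=np.linalg.svd(p-p.mean(0))[2][0]
  ret = um.true_divide(
h.py:73: RuntimeWarning: Mean of empty slice.
  out.append(('flat',np.array(c),np.arctan2(u[1],u[0]),zt,a,b,ce[i],p.mean(0)))
```

View pics/w23c.png

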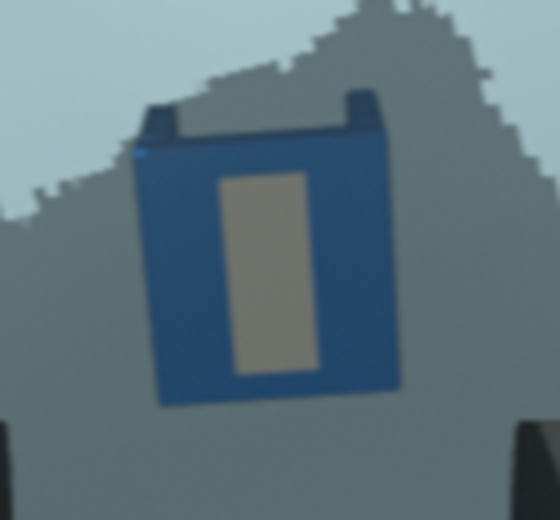

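```bash
python3 - <<'E'
from h import *
P,M=grasp_flat((.4825,.1897),1.365); plan([(P,M,.6)])
E
```

```text
call 1 rows~ 3 [0.357, 0.004, 0.005, -0.131, -0.006, 0.003] 0.6
```

Request:
{"fn": "apply_moves", "kwargs": {
  "targets": [0.1,0.003,0.004,-0.13,0,0,0.6,0.22,0.003,0.004,-0.13,0,0,0.6,0.3,0.003,0.004,-0.13,0,0,0.6,0.34,0.003,0.004,-0.13,0,0,0.6,0.355,0.003,0.004,-0.13,0,0,0.6,0.355,0.003,0.004,-0.13,0,0,0.6,0.355,0.003,0.004,-0.13,0,0,0,0.355,0.003,0.004,-0.13,0,0,0,0.355,0.003,0.004,-0.13,0,0,0,0.355,0.003,0.004,-0.13,0,0,0]
}}

```text
clock: 32.75
eef_pos: [0.4824, 0.1896, -0.0386]
tool_rot: [0.073, 0.704, -0.073, 0.703]
ft_force: [0.7, 0.2, 7.3]
grip_width: 0.0353
```

```bash
python3 - <<'E'
from h import *
P,M=grasp_flat((.4825,.1897),1.365); err(P,M)
held((.4825,.1897,.013))
Pp,Mp=place(AF,y=.268)
p,r,o=cur()
plan([(p+[0,0,.22],M,0),(Pp+zR*.06,Mp,0),(Pp,Mp,0)])
E
```

```text
pos err mm [ 0.113   0.0868 -0.8727] rot err [-0.0005 -0.0013  0.0008] F [0.7342 0.2223 7.2619] w 0.0352598483634154 t 32.75 j [ 0.3745  0.4977 -0.2837  0.7909  0.0001  2.1516]
clip in tool [-0.0516  0.0001  0.    ] w 0.0352598483634154
call 1 rows~ 6 [-0.88, -0.001, -0.001, -0.001, -0.003, 0.002] 0
call 2 rows~ 5 [-0.244, -0.049, 0.509, -0.535, 0.169, 0.99] 0
call 3 rows~ 2 [-0.068, -0.009, 0.104, -0.117, 0.037, 0.218] 0
call 4 rows~ 2 [0.24, 0.0, 0.0, -0.0, -0.0, -0.0] 0
```

Request:
{"fn": "apply_moves", "kwargs": {
  "targets": [-0.16,0,0,0,0,0,0,-0.32,0,0,0,0,0,0,-0.48,0,0,0,0,0,0,-0.64,0,0,0,0,0,0,-0.8,0,0,0,0,0,0,-0.92,0,0,0,0,0,0,-0.98,0,0,0,0,0,0,-0.98,0,0,0,0,0,0]
}}

```text
clock: 33.42
eef_pos: [0.4838, 0.1904, 0.2095]
tool_rot: [0.073, 0.703, -0.072, 0.704]
ft_force: [-0.4, 0.8, -0.5]
grip_width: 0.0352
```

```bash
python3 - <<'E'
from h import *
Pp,Mp=place(AF,y=.268)
plan([(Pp+zR*.07,Mp,0)])
E
```

```text
call 1 rows~ 5 [-0.178, -0.07, 0.513, -0.536, 0.172, 0.99] 0
call 2 rows~ 1 [-0.057, -0.019, 0.102, -0.116, 0.038, 0.215] 0
```

Request:
{"fn": "apply_moves", "kwargs": {
  "targets": [-0.178,-0.07,0.513,-0.536,0.172,0.99,0,-0.178,-0.07,0.513,-0.536,0.172,0.99,0,-0.178,-0.07,0.513,-0.536,0.172,0.99,0,-0.178,-0.07,0.513,-0.536,0.172,0.99,0,-0.178,-0.07,0.513,-0.536,0.172,0.99,0]
}}

```text
clock: 33.83
eef_pos: [0.6066, 0.1424, 0.2465]
tool_rot: [0.154, 0.698, 0.197, 0.671]
ft_force: [-0.7, -0.7, -1.5]
grip_width: 0.035
```

Request:
{"fn": "apply_moves", "kwargs": {
  "targets": [-0.057,-0.019,0.102,-0.116,0.038,0.215,0,-0.057,-0.019,0.102,-0.116,0.038,0.215,0,-0.057,-0.019,0.102,-0.116,0.038,0.215,0,-0.057,-0.019,0.102,-0.116,0.038,0.215,0,-0.057,-0.019,0.102,-0.116,0.038,0.215,0]
}}

```text
clock: 34.25
eef_pos: [0.6299, 0.1376, 0.259]
tool_rot: [0.167, 0.69, 0.254, 0.657]
ft_force: [-0.4, 1.1, -0.0]
grip_width: 0.035
```

```bash
python3 - <<'E'
from h import *
Pp,Mp=place(AF,y=.268); err(Pp+zR*.07,Mp)
snap('wrist','w24'); plan([(Pp,Mp,0)])
E
```

```text
pos err mm [ 2.1664 -0.0055  5.0759] rot err [-0.0033 -0.0063  0.0032] F [-0.4477  1.0606 -0.0393] w 0.03504702017109337 t 34.25 j [-0.0836  0.6133  0.5813  1.693   0.5893  1.3107]
call 1 rows~ 2 [0.265, 0.008, 0.01, -0.004, -0.01, 0.007] 0
```

View pics/w24.png

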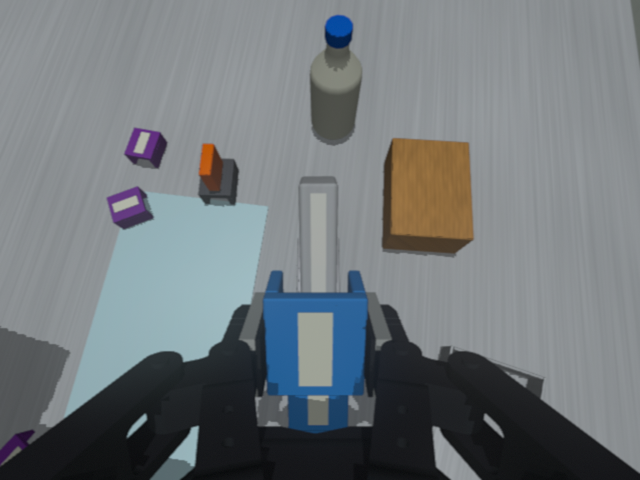

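Request:
{"fn": "apply_moves", "kwargs": {
  "targets": [0.09,0.004,0.006,0,0,0,0,0.17,0.004,0.006,0,0,0,0,0.23,0.004,0.006,0,0,0,0,0.26,0.004,0.006,0,-0.004,0,0,0.273,0.004,0.006,0,-0.004,0,0,0.273,0.004,0.006,0,-0.004,0,0,0.273,0.004,0.006,0,-0.004,0,0]
}}

```text
clock: 34.88
eef_pos: [0.6261, 0.1768, 0.2044]
tool_rot: [0.167, 0.689, 0.254, 0.658]
ft_force: [-0.2, -0.7, -0.5]
grip_width: 0.0347
```

```bash
python3 - <<'E'
from h import *
Pp,Mp=place(AF,y=.268); err(Pp,Mp); p,r,o=cur(); q=np.array(json.load(open('st.json'))['q']); print('clip rail',rail(p+r.apply(q)))
E
```

```text
pos err mm [0.7565 0.5471 2.2197] rot err [-0.0025 -0.0031  0.0033] F [-0.189  -0.6769 -0.5273] w 0.03473976364268386 t 34.8833 j [-0.0246  0.5976  0.416   1.5     0.5978  1.3826]
clip rail [-0.0007  0.2665 -0.0071]
```

Request:
{"fn": "apply_moves", "kwargs": {
  "targets": [0,0,0,0,0,0,0.65,0,0,0,0,0,0,0.65,0,0,0,0,0,0,0.65,-0.08,0,0,0,0,0,0.65,-0.2,0,0,0,0,0,0.65,-0.3,0,0,0,0,0,0.65,-0.35,0,0,0,0,0,0.65]
}}

```text
clock: 35.47
eef_pos: [0.634, 0.1253, 0.2767]
tool_rot: [0.168, 0.688, 0.254, 0.659]
ft_force: [-0.3, 0.6, 0.6]
grip_width: 0.0553
```

```bash
python3 - <<'E'
from h import *
snap('scene','c25'); snap('side','s25'); snap('wrist','w25')
rgb=load('c25')[0][180:360,205:425]; cv2.imwrite('pics/c25c.png',cv2.resize(rgb,None,fx=3.3,fy=3.3,interpolation=cv2.INTER_CUBIC)[:,:,::-1])
for n in('c25','s25','w25'):
    rgb,d,T,K=load(n); W=cloud(d,T,K); hsv=cv2.cvtColor(rgb,cv2.COLOR_RGB2HSV)
    r=(W-OR)@RR
    m=(cv2.inRange(hsv,(98,100,30),(118,255,255))>0)&(np.abs(r[...,0])<.05)&(r[...,1]>-.02)&(r[...,1]<.33)&(np.abs(r[...,2])<.05)
    q=r[m]; print(n,m.sum(),'y ext',np.percentile(q[:,1],[1,99]),'x ext',np.percentile(q[:,0],[1,99]),'ztop',np.percentile(q[:,2],[95,99]))
    o=(cv2.inRange(hsv,(3,170,60),(14,255,255))>0)&(np.abs(W[...,0]-.48)<.12)&(np.abs(W[...,1]-.29)<.12)&(W[...,2]>.035)&(W[...,2]<.1)
    if o.sum()>10: print('  orange',o.sum(),np.percentile(W[o],[2,50,98],axis=0), cv2.minAreaRect(W[o][:,:2].astype(np.float32)))
E
```

```text
c25 1613 y ext [0.0035 0.2388] x ext [-0.0191  0.0206] ztop [0.0084 0.01  ]
  orange 104 [[0.4786 0.2766 0.0381]
 [0.4891 0.2934 0.0684]
 [0.4938 0.3048 0.0763]] ((0.4864214360713959, 0.28972262144088745), (0.016157906502485275, 0.034924935549497604), 4.991913318634033)
s25 135 y ext [-0.0021  0.2462] x ext [-0.0263  0.0197] ztop [0.0064 0.0065]
  orange 148 [[0.4785 0.2754 0.0387]
 [0.4857 0.3063 0.0715]
 [0.4919 0.3114 0.0776]] ((0.4869818389415741, 0.2924572229385376), (0.012517769820988178, 0.04075605422258377), 8.540755271911621)
w25 5832 y ext [0.1417 0.2416] x ext [-0.0177  0.0178] ztop [0.0053 0.0057]
  orange 333 [[0.4805 0.2708 0.0701]
 [0.4877 0.2887 0.0732]
 [0.4937 0.3072 0.0748]] ((0.4868871569633484, 0.2891930937767029), (0.012751713395118713, 0.03815140202641487), 5.3197922706604)
```

View pics/c25c.png

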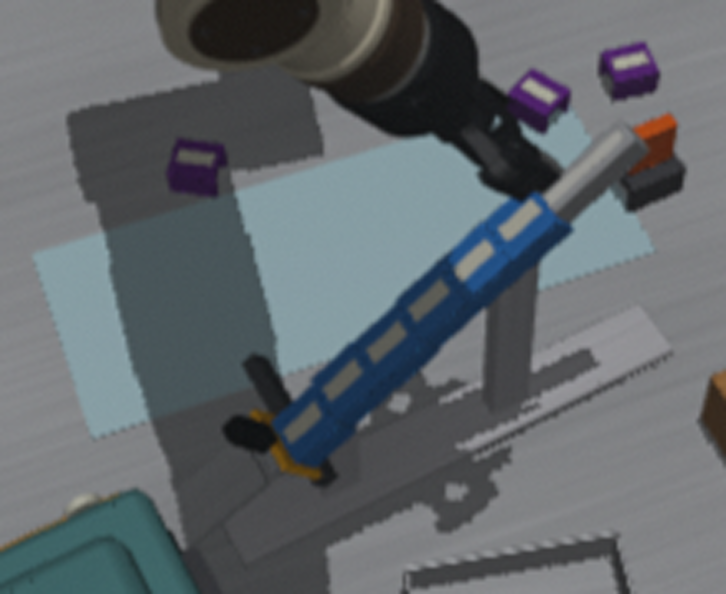

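View pics/w25.png

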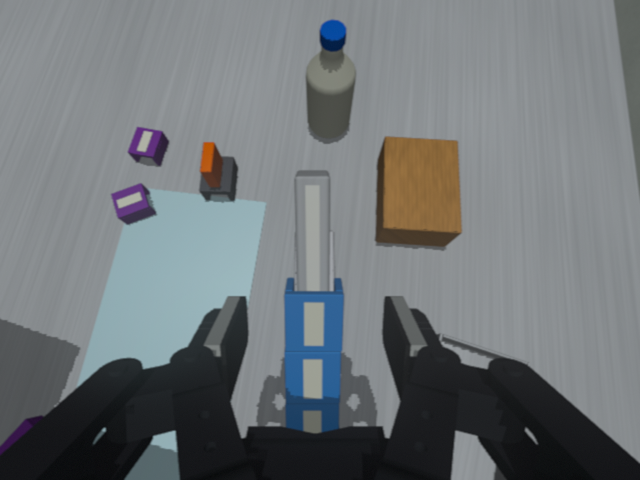

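All six clips are astride, with the queue ending at rail y ≈ 0.24. Next is the weight: its orange bar is centred at (0.487,0.290), y axis heading about 1.66 rad (wrist pixel (210,160)).

```bash
python3 - <<'E'
from h import *
M=Cflat(1.663)@AF; P=np.array([.487,.290,.036-.0415])
plan([((.52,.25,.28),M,.6),(P+[0,0,.1],M,.6)])
E
```

```text
call 1 rows~ 4 [0.242, 0.378, -0.317, 0.055, -0.027, -0.99] 0.6
call 2 rows~ 1 [0.007, 0.099, -0.074, 0.012, -0.006, -0.223] 0.6
call 3 rows~ 5 [0.743, 0.171, -0.117, -0.0, -0.0, -0.0] 0.6
```

Request:
{"fn": "apply_moves", "kwargs": {
  "targets": [0.1,0.378,-0.317,0.055,-0.027,-0.99,0.6,0.1,0.378,-0.317,0.055,-0.027,-0.99,0.6,0.2,0.378,-0.317,0.055,-0.027,-0.99,0.6,0.242,0.378,-0.317,0.055,-0.027,-0.99,0.6,0.242,0.378,-0.317,0.055,-0.027,-0.99,0.6]
}}

```text
clock: 36.03
eef_pos: [0.5343, 0.238, 0.2775]
tool_rot: [-0.001, 0.709, 0.08, 0.7]
ft_force: [0.3, 0.1, 0.2]
grip_width: 0.0511
```

Request:
{"fn": "apply_moves", "kwargs": {
  "targets": [0.007,0.099,-0.074,0.012,-0.006,-0.223,0.6,0.007,0.099,-0.074,0.012,-0.006,-0.223,0.6,0.007,0.099,-0.074,0.012,-0.006,-0.223,0.6]
}}

```text
clock: 36.28
eef_pos: [0.5162, 0.2551, 0.2782]
tool_rot: [-0.036, 0.708, 0.036, 0.704]
ft_force: [1.0, 0.2, 0.7]
grip_width: 0.0514
```

Request:
{"fn": "apply_moves", "kwargs": {
  "targets": [0.16,0.171,-0.117,0,0,0,0.6,0.32,0.171,-0.117,0,0,0,0.6,0.48,0.171,-0.117,0,0,0,0.6,0.62,0.171,-0.117,0,0,0,0.6,0.72,0.171,-0.117,0,0,0,0.6,0.743,0.171,-0.117,0,0,0,0.6,0.743,0.171,-0.117,0,0,0,0.6]
}}

```text
clock: 36.87
eef_pos: [0.4833, 0.2882, 0.0909]
tool_rot: [-0.033, 0.71, 0.032, 0.703]
ft_force: [-0.3, 0.4, 0.5]
grip_width: 0.0511
```

```bash
python3 - <<'E'
from h import *
M=Cflat(1.663)@AF; P=np.array([.487,.290,.036-.0415]); err(P+[0,0,.1],M)
snap('wrist','w26')
rgb,d,T,K=load('w26'); W=cloud(d,T,K); hsv=cv2.cvtColor(rgb,cv2.COLOR_RGB2HSV)
o=(cv2.inRange(hsv,(3,170,40),(14,255,255))>0)&(W[...,2]>.066)&(W[...,2]<.09)
print('orange',o.sum(),np.percentile(W[o],[2,50,98],axis=0), cv2.minAreaRect(W[o][:,:2].astype(np.float32)))
plan([(P,M,.6)])
E
```

```text
pos err mm [3.7233 1.8293 3.5658] rot err [-0.0002 -0.0093  0.0023] F [-0.3199  0.3579  0.5436] w 0.05112018255823582 t 36.8667 j [0.5365 0.4335 0.0069 1.1536 0.002  2.0152]
orange 1449 [[0.4797 0.273  0.0714]
 [0.4865 0.2925 0.0732]
 [0.4932 0.3097 0.0745]] ((0.48646900057792664, 0.291106641292572), (0.012390847317874432, 0.03875904157757759), 5.887265682220459)
call 1 rows~ 3 [0.397, 0.001, 0.008, -0.0, -0.008, -0.0] 0.6
```

View pics/w26.png

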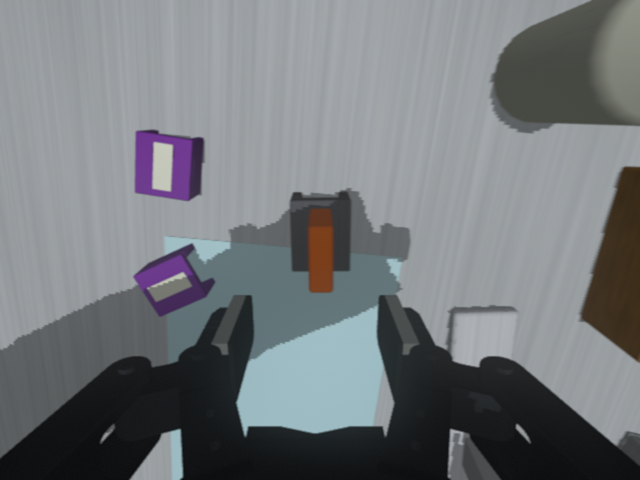

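The bar at (320,250) is centred and square between the jaws. Descending and gripping.

Request:
{"fn": "apply_moves", "kwargs": {
  "targets": [0.13,0.004,0.004,-0.02,0,0,0.5,0.25,0.004,0.004,-0.02,0,0,0.5,0.34,0.004,0.004,-0.02,0,0,0.5,0.38,0.004,0.004,-0.02,0,0,0.5,0.393,0.004,0.004,-0.02,0,0,0.5,0.393,0.004,0.004,-0.02,0,0,0.5,0.393,0.004,0.004,-0.02,0,0,0,0.393,0.004,0.004,-0.02,0,0,0,0.393,0.004,0.004,-0.02,0,0,0,0.393,0.004,0.004,-0.02,0,0,0,0.393,0.004,0.004,-0.02,0,0,0]
}}

```text
clock: 37.83
eef_pos: [0.4872, 0.2925, -0.0023]
tool_rot: [-0.036, 0.706, 0.037, 0.706]
ft_force: [-1.7, -0.1, 5.9]
grip_width: 0.0131
```

```bash
python3 - <<'E'
from h import *
M=Cflat(1.673)@AF; P=np.array([.487,.290,.036-.0415]); err(P,M)
held((.4868,.2908,.055))
Pp,Mp=place(AF,y=.274,z=.0365)
p,r,o=cur(); print(Pp)
plan([(p+[0,0,.245],M,0),(Pp+zR*.08,Mp,0),(Pp,Mp,0)])
E
```

```text
pos err mm [-0.2    -2.4686 -3.1553] rot err [ 0.0014  0.0005 -0.002 ] F [-1.6584 -0.1202  5.9063] w 0.013144018152916768 t 37.8333 j [ 0.5397  0.5276 -0.1098  0.9322  0.0016  2.0069]
clip in tool [-0.0573 -0.0015 -0.0005] w 0.013144018152916768
[0.6287 0.1629 0.2407]
call 1 rows~ 6 [-0.98, 0.002, 0.001, 0.003, 0.001, -0.004] 0
call 2 rows~ 5 [-0.207, -0.614, 0.418, -0.045, 0.014, 0.99] 0
call 3 rows~ 2 [-0.111, -0.105, 0.094, -0.011, 0.004, 0.23] 0
call 4 rows~ 2 [0.32, 0.0, -0.0, 0.0, -0.0, -0.0] 0
```

Request:
{"fn": "apply_moves", "kwargs": {
  "targets": [-0.1,0,0,0,0,0,0,-0.24,0,0,0,0,0,0,-0.38,0,0,0,0,0,0,-0.52,0,0,0,0,0,0,-0.66,0,0,0,0,0,0,-0.8,0,0,0,0,0,0,-0.92,0,0,0,0,0,0,-0.98,0,0,0,0,0,0,-0.98,0,0,0,0,0,0]
}}

```text
clock: 38.58
eef_pos: [0.4885, 0.2928, 0.2455]
tool_rot: [-0.035, 0.704, 0.038, 0.708]
ft_force: [1.0, 0.2, -1.5]
grip_width: 0.0136
```

```bash
python3 - <<'E'
from h import *
Pp,Mp=place(AF,y=.274,z=.0365)
p,r,o=cur(); print(p,o['grip_width'],o['ft_force'])
plan([((.50,.25,.33),r.as_matrix(),0),(Pp+zR*.08,Mp,0)])
E
```

```text
[0.4885 0.2928 0.2455] 0.013566271832736395 [ 0.9808  0.1532 -1.5183]
call 1 rows~ 3 [-0.338, -0.174, 0.03, 0.0, 0.0, 0.0] 0
call 2 rows~ 4 [0.077, -0.476, 0.393, -0.041, 0.022, 0.99] 0
call 3 rows~ 1 [-0.037, -0.104, 0.085, -0.009, 0.005, 0.222] 0
```

Request:
{"fn": "apply_moves", "kwargs": {
  "targets": [-0.12,-0.06,0.01,0,0,0,0,-0.24,-0.12,0.02,0,0,0,0,-0.338,-0.174,0.03,0,0,0,0,-0.338,-0.174,0.03,0,0,0,0]
}}

```text
clock: 38.92
eef_pos: [0.5007, 0.2476, 0.3292]
tool_rot: [-0.035, 0.705, 0.036, 0.708]
ft_force: [0.5, 0.6, -2.0]
grip_width: 0.0132
```

Request:
{"fn": "apply_moves", "kwargs": {
  "targets": [0.02,-0.1,0.08,-0.01,0.005,0.2,0,0.04,-0.2,0.16,-0.02,0.01,0.4,0,0.05,-0.3,0.24,-0.03,0.015,0.6,0,0.065,-0.4,0.32,-0.035,0.02,0.8,0,0.077,-0.476,0.393,-0.041,0.022,0.99,0,0.077,-0.476,0.393,-0.041,0.022,0.99,0]
}}

```text
clock: 39.42
eef_pos: [0.6112, 0.1323, 0.2946]
tool_rot: [0.135, 0.702, 0.21, 0.667]
ft_force: [-0.6, -0.1, -4.8]
grip_width: 0.0138
```

Request:
{"fn": "apply_moves", "kwargs": {
  "targets": [-0.018,-0.052,0.043,-0.005,0,0.11,0,-0.037,-0.104,0.085,-0.009,0.005,0.222,0,-0.037,-0.104,0.085,-0.009,0.005,0.222,0,-0.037,-0.104,0.085,-0.009,0.005,0.222,0]
}}

```text
clock: 39.75
eef_pos: [0.6331, 0.115, 0.2959]
tool_rot: [0.169, 0.693, 0.252, 0.654]
ft_force: [-0.2, 0.4, -2.4]
grip_width: 0.0134
```

```bash
python3 - <<'E'
from h import *
Pp,Mp=place(AF,y=.274,z=.0365); err(Pp+zR*.08,Mp)
snap('wrist','w27'); snap('side','s27'); snap('scene','c27'); plan([(Pp,Mp,0)])
rgb=load('c27')[0][150:330,225:445]; cv2.imwrite('pics/c27c.png',cv2.resize(rgb,None,fx=3.3,fy=3.3,interpolation=cv2.INTER_CUBIC)[:,:,::-1])
E
```

```text
pos err mm [ 1.5853  2.5212 10.4444] rot err [-0.0112 -0.0121  0.0027] F [-0.185   0.3652 -2.3878] w 0.013407986107343896 t 39.75 j [-0.1166  0.6443  0.7283  1.8374  0.5827  1.2757]
call 1 rows~ 2 [0.301, 0.012, 0.011, -0.008, -0.016, 0.007] 0
```

View pics/w27.png

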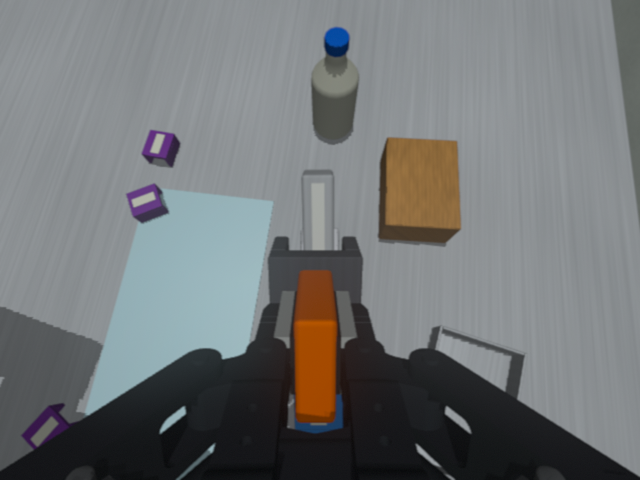

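View pics/c27c.png

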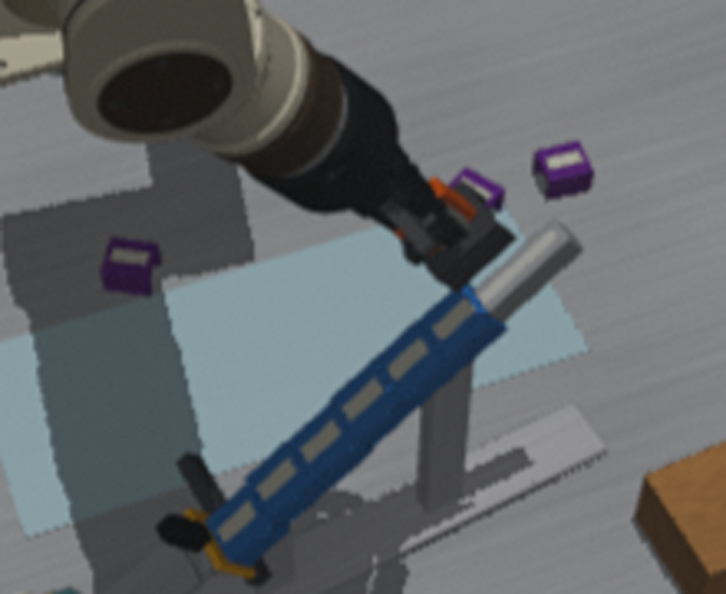

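Request:
{"fn": "apply_moves", "kwargs": {
  "targets": [0,0,0.003,-0.008,-0.01,0.004,0,0,0,0.003,-0.008,-0.01,0.004,0,0,0,0.003,-0.008,-0.01,0.004,0,0,0,0.003,-0.008,-0.01,0.004,0]
}}

```text
clock: 40.23
eef_pos: [0.6337, 0.1173, 0.3024]
tool_rot: [0.167, 0.687, 0.256, 0.659]
ft_force: [-0.3, -0.8, -2.9]
grip_width: 0.0134
```

```bash
python3 - <<'E'
from h import *
Pp,Mp=place(AF,y=.274,z=.0365); err(Pp+zR*.08,Mp); plan([(Pp+zR*.02,Mp,0),(Pp,Mp,0)])
E
```

```text
pos err mm [1.0243 0.1967 3.9449] rot err [ 0.0014 -0.0007  0.0017] F [-0.2699 -0.7608 -2.9019] w 0.013417027509231481 t 40.2333 j [-0.1149  0.6331  0.7255  1.8319  0.5873  1.2722]
call 1 rows~ 2 [0.227, 0.01, 0.004, 0.003, -0.001, 0.003] 0
call 2 rows~ 1 [0.08, -0.0, 0.0, -0.0, -0.0, 0.0] 0
```

Request:
{"fn": "apply_moves", "kwargs": {
  "targets": [0.08,0.008,0.004,0,0,0,0,0.15,0.008,0.004,0,0,0,0,0.2,0.008,0.004,0,0,0,0,0.22,0.008,0.004,0,0,0,0,0.22,0.008,0.004,0,0,0,0,0.22,0.008,0.004,0,0,0,0,0.22,0.008,0.004,0,0,0,0]
}}

```text
clock: 40.82
eef_pos: [0.6311, 0.1492, 0.2586]
tool_rot: [0.167, 0.687, 0.256, 0.659]
ft_force: [-0.1, -0.2, -2.9]
grip_width: 0.0131
```

```bash
python3 - <<'E'
from h import *
Pp,Mp=place(AF,y=.274,z=.0365); err(Pp+zR*.02,Mp); plan([(Pp,Mp,0)]); snap('wrist','w28')
rgb,d,T,K=load('w28'); W=cloud(d,T,K); r=(W-OR)@RR
m=(rgb.max(2)<90)&(r[...,2]>.0)&(r[...,2]<.06)&(np.abs(r[...,0])<.03)&(r[...,1]>.27)&(r[...,1]<.33)
print('weight uphill part',np.percentile(r[m],[1,50,99],axis=0))
k=(np.abs(r[...,2])<.004)&(np.abs(r[...,0])<.013)&(r[...,1]>.3); print('rail',np.percentile(r[k],[1,50,99],axis=0))
E
```

```text
pos err mm [-0.8403  2.3382 -1.4198] rot err [0.0005 0.0003 0.0015] F [-0.1176 -0.1831 -2.8908] w 0.013108453174420144 t 40.8167 j [-0.0673  0.6043  0.5648  1.6673  0.595   1.3303]
call 1 rows~ 1 [0.09, 0.005, -0.002, 0.001, 0.001, 0.003] 0
weight uphill part [[-0.018   0.2765  0.0073]
 [ 0.0018  0.2906  0.033 ]
 [ 0.0208  0.2968  0.0592]]
rail [[-0.0095  0.3002 -0.0038]
 [-0.      0.3058 -0.0017]
 [ 0.0099  0.3111 -0.0003]]
```

View pics/w28.png

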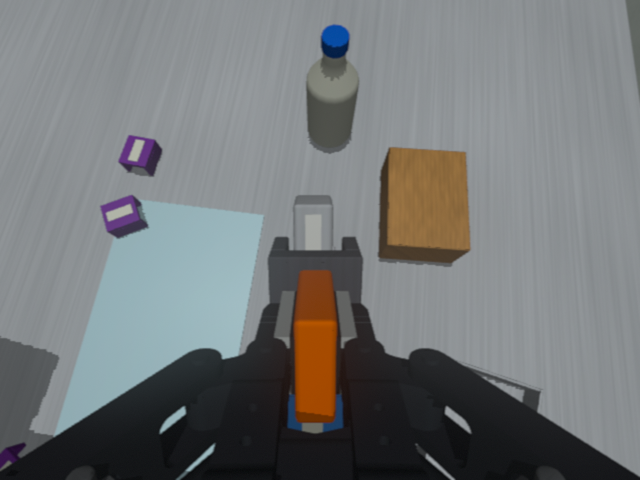

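Request:
{"fn": "apply_moves", "kwargs": {
  "targets": [0.03,0.008,-0.004,0,0,0,0,0.06,0.008,-0.004,0,0,0,0,0.08,0.008,-0.004,0,0,0,0,0.088,0.008,-0.004,0,0,0,0,0.088,0.008,-0.004,0,0,0,0,0.088,0.008,-0.004,0,0,0,0]
}}

```text
clock: 41.37
eef_pos: [0.6275, 0.1638, 0.2404]
tool_rot: [0.167, 0.688, 0.256, 0.659]
ft_force: [0.4, 0.5, -2.8]
grip_width: 0.0134
```

```bash
python3 - <<'E'
from h import *
Pp,Mp=place(AF,y=.274,z=.0365); err(Pp,Mp); p,r,o=cur(); q=np.array(json.load(open('st.json'))['q']); print('grip rail',rail(p+r.apply(q)))
E
```

```text
pos err mm [ 1.2298 -0.8297  0.3086] rot err [-0.0002 -0.0018  0.001 ] F [ 0.3759  0.46   -2.8445] w 0.013384928855354567 t 41.3667 j [-0.0455  0.5948  0.5022  1.6023  0.5978  1.3557]
grip rail [-0.001   0.2747  0.0357]
```

Request:
{"fn": "apply_moves", "kwargs": {
  "targets": [0.006,0,0.003,0,0,0,0,0.006,0,0.003,0,0,0,0,0.006,0,0.003,0,0,0,0.4,0.006,0,0.003,0,0,0,0.4,0.006,0,0.003,0,0,0,0.4,0.006,0,0.003,0,0,0,0.4,-0.08,0,0.003,0,0,0,0.4,-0.2,0,0.003,0,0,0,0.4,-0.32,0,0.003,0,0,0,0.4,-0.42,0,0.003,0,0,0,0.4,-0.42,0,0.003,0,0,0,0.4]
}}

```text
clock: 42.28
eef_pos: [0.6382, 0.1015, 0.3316]
tool_rot: [0.167, 0.685, 0.255, 0.662]
ft_force: [0.5, 0.1, 1.2]
grip_width: 0.034
```

```bash
cat > chk.py <<'E'
from h import *
import sys
def check(tag):
    snap('scene','c'+tag); snap('side','s'+tag)
    for n in('c'+tag,'s'+tag):
        rgb,d,T,K=load(n); W=cloud(d,T,K); hsv=cv2.cvtColor(rgb,cv2.COLOR_RGB2HSV); r=(W-OR)@RR
        m=(cv2.inRange(hsv,(98,100,30),(118,255,255))>0)&(np.abs(r[...,0])<.05)&(r[...,1]>-.02)&(r[...,1]<.33)&(np.abs(r[...,2])<.05)
        q=r[m]; print(n,m.sum(),'clips y',np.percentile(q[:,1],[1,99]),'x',np.percentile(q[:,0],[1,99]),'ztop',np.percentile(q[:,2],[95]))
        o=(cv2.inRange(hsv,(3,150,40),(14,255,255))>0)&(np.abs(r[...,0])<.05)&(r[...,1]>.15)&(r[...,1]<.36)&(r[...,2]>.0)&(r[...,2]<.12)
        if o.sum()>5: print(' bar x,y,z',o.sum(),np.percentile(r[o],[2,50,98],axis=0).tolist())
    c=load('c'+tag)[0]; cv2.imwrite(f'pics/c{tag}c.png',cv2.resize(c[180:360,205:425],None,fx=3.3,fy=3.3,interpolation=cv2.INTER_CUBIC)[:,:,::-1])
    c=load('s'+tag)[0]; cv2.imwrite(f'pics/s{tag}c.png',cv2.resize(c[180:380,240:400],None,fx=3,fy=3,interpolation=cv2.INTER_CUBIC)[:,:,::-1])
check(sys.argv[1])
E
python3 - <<'E'
from h import *
snap('wrist','w29')
E
python3 chk.py 29
```

```text
c29 1632 clips y [0.0042 0.2381] x [-0.0186  0.0207] ztop [0.0088]
 bar x,y,z 292 [[-0.006293545385977606, 0.24885641751061793, 0.01410464097296522], [0.005104621772227532, 0.2677596582774941, 0.04327903066576583], [0.008049156164828326, 0.284730270494445, 0.05641255125373849]]
s29 11 clips y [0.0914 0.179 ] x [-0.0113  0.0174] ztop [0.0066]
 bar x,y,z 122 [[-0.0057821836266132715, 0.2811765483402089, 0.010416535220351533], [0.000515557276599049, 0.28618212480857097, 0.03379075035787224], [0.006950738301512529, 0.2906167854466984, 0.05354535061776567]]
```

View pics/w29.png

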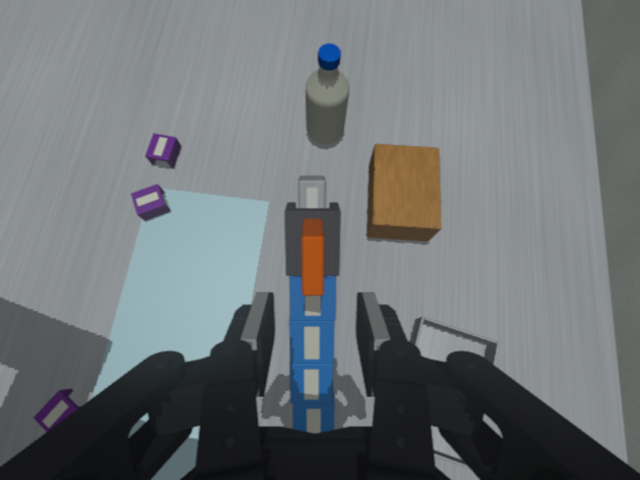

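View pics/c29c.png

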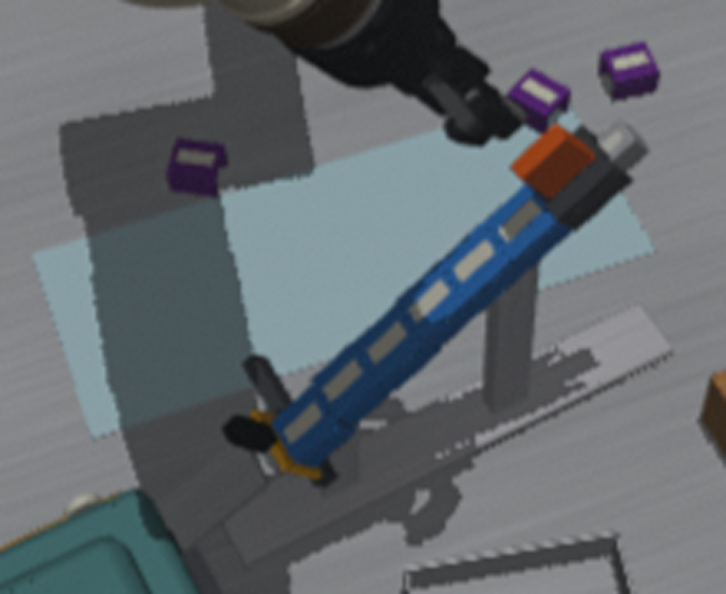

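The weight sits astride behind the last clip: bar top 56 mm above the rail face, bar centre at y ≈ 0.267. Next, the dome at (0.480,−0.357), with closed fingers.

```bash
python3 - <<'E'
from h import *
D=np.array([.4795,-.3570,.0]); 
plan([((.50,.03,.33),RD,0),(D+[0,0,.14-TIP],RD,0),(D+[0,0,.085-TIP],RD,0)])
E
```

```text
call 1 rows~ 4 [-0.113, -0.142, -0.472, -0.0, -0.002, -0.99] 0
call 2 rows~ 1 [-0.008, -0.041, -0.109, -0.0, -0.0, -0.228] 0
call 3 rows~ 8 [0.601, -0.99, -0.184, -0.0, -0.0, 0.0] 0
call 4 rows~ 4 [0.324, -0.533, -0.099, -0.0, -0.0, 0.0] 0
call 5 rows~ 2 [0.22, -0.0, 0.0, -0.0, -0.0, 0.0] 0
```

Request:
{"fn": "apply_moves", "kwargs": {
  "targets": [-0.113,-0.06,-0.16,0,0,-0.2,0.4,-0.113,-0.1,-0.3,0,0,-0.5,0.4,-0.113,-0.142,-0.472,0,0,-0.99,0,-0.113,-0.142,-0.472,0,0,-0.99,0,-0.113,-0.142,-0.472,0,0,-0.99,0]
}}

```text
clock: 42.85
eef_pos: [0.5213, 0.0466, 0.3305]
tool_rot: [-0.009, 0.707, 0.087, 0.701]
ft_force: [1.0, 0.5, 0.3]
grip_width: 0.0005
```

Request:
{"fn": "apply_moves", "kwargs": {
  "targets": [-0.008,-0.041,-0.109,0,0,-0.228,0,-0.008,-0.041,-0.109,0,0,-0.228,0]
}}

```text
clock: 43.02
eef_pos: [0.4954, 0.0319, 0.3296]
tool_rot: [-0.049, 0.708, 0.047, 0.703]
ft_force: [0.4, 0.2, 0.3]
grip_width: 0.0001
```

Request:
{"fn": "apply_moves", "kwargs": {
  "targets": [0.601,-0.99,-0.184,0,0,0,0,0.601,-0.99,-0.184,0,0,0,0,0.601,-0.99,-0.184,0,0,0,0,0.601,-0.99,-0.184,0,0,0,0,0.601,-0.99,-0.184,0,0,0,0,0.601,-0.99,-0.184,0,0,0,0,0.601,-0.99,-0.184,0,0,0,0,0.601,-0.99,-0.184,0,0,0,0]
}}

```text
clock: 43.68
eef_pos: [0.4836, -0.2256, 0.1744]
tool_rot: [-0.043, 0.709, 0.045, 0.703]
ft_force: [-0.6, 0.0, -0.5]
grip_width: -0.0
```

Request:
{"fn": "apply_moves", "kwargs": {
  "targets": [0.324,-0.533,-0.099,0,0,0,0,0.324,-0.533,-0.099,0,0,0,0,0.324,-0.533,-0.099,0,0,0,0,0.324,-0.533,-0.099,0,0,0,0,0.324,-0.533,-0.099,0,0,0,0,0.324,-0.533,-0.099,0,0,0,0,0.324,-0.533,-0.099,0,0,0,0]
}}

```text
clock: 44.27
eef_pos: [0.4796, -0.3562, 0.0989]
tool_rot: [-0.046, 0.706, 0.047, 0.705]
ft_force: [0.6, 0.4, 0.4]
grip_width: -0.0001
```

```bash
python3 - <<'E'
from h import *
D=np.array([.4795,-.3570,.0]); err(D+[0,0,.14-TIP],RD)
snap('wrist','w30'); rgb,d,T,K=load('w30'); W=cloud(d,T,K); hsv=cv2.cvtColor(rgb,cv2.COLOR_RGB2HSV)
g=(cv2.inRange(hsv,(50,120,30),(75,255,255))>0); print('green',g.sum(),np.percentile(W[g],[2,50,98],axis=0)); t=g&(W[...,2]>np.nanpercentile(W[g][:,2],90)-.001); print('top',W[t].mean(0),t.sum())
p=(W[...,2]>.042)&(W[...,2]<.049); print('pod',cv2.minAreaRect(W[p][:,:2].astype(np.float32)))
E
```

```text
pos err mm [-0.0524 -0.8415  0.1386] rot err [ 0.0009 -0.0013 -0.0019] F [0.6342 0.4097 0.3791] w -7.65199925504731e-05 t 44.2667 j [-0.639   0.487   0.1146  1.2006  0.0004  0.7999]
green 2579 [[nan nan nan]
 [nan nan nan]
 [nan nan nan]]
top [ 0.4787 -0.3564  0.0641] 780
pod ((0.5584836006164551, -0.3664466142654419), (0.10162007808685303, 0.2631150782108307), 82.51508331298828)
```

View pics/w30.png

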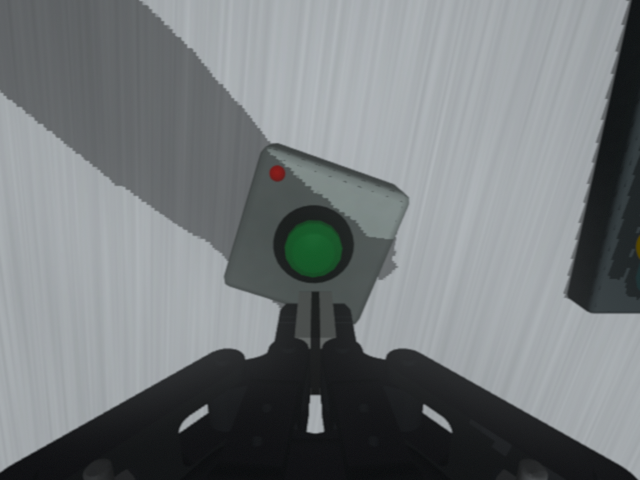

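Request:
{"fn": "apply_moves", "kwargs": {
  "targets": [0.12,-0.002,0,0,0,0,0,0.22,-0.002,0,0,0,0,0,0.27,-0.002,0,0,0,0,0,0.29,-0.002,0,0,0,0,0,0.3,-0.002,0,0,0,0,0,0.31,-0.002,0,0,0,0,0,0.315,-0.002,0,0,0,0,0,0.32,-0.002,0,0,0,0,0]
}}

```text
clock: 44.98
eef_pos: [0.4806, -0.358, 0.021]
tool_rot: [-0.047, 0.705, 0.046, 0.706]
ft_force: [-2.0, 2.0, 13.5]
grip_width: -0.0002
```

```bash
python3 - <<'E'
from h import *
p,r,o=cur(); print(p,'tip z',p[2]+TIP,o['ft_force'],o['clock'])
E
```

```text
[ 0.4806 -0.358   0.021 ] tip z 0.06201464558372498 [-1.9691  1.9888 13.5012] 44.9833
```

Request:
{"fn": "apply_moves", "kwargs": {
  "targets": [0.006,0,0,0,0,0,0,0.006,0,0,0,0,0,0,0.006,0,0,0,0,0,0]
}}

```text
clock: 45.23
eef_pos: [0.4806, -0.358, 0.021]
tool_rot: [-0.047, 0.705, 0.046, 0.706]
ft_force: [-2.0, 3.0, 11.3]
grip_width: 0.0003
```

```bash
python3 - <<'E'
from h import *
p,r,o=cur(); print(p,'tip z',p[2]+TIP,o['ft_force'],o['clock'])
snap('wrist','w31')
rgb,d,T,K=load('w31'); W=cloud(d,T,K); hsv=cv2.cvtColor(rgb,cv2.COLOR_RGB2HSV)
cv2.imwrite('pics/w31c.png',cv2.resize(rgb[160:360,220:420],None,fx=3,fy=3)[:,:,::-1])
E
```

```text
[ 0.4806 -0.358   0.021 ] tip z 0.062038888204296455 [-1.9947  2.9889 11.3433] 45.2333
```

View pics/w31c.png

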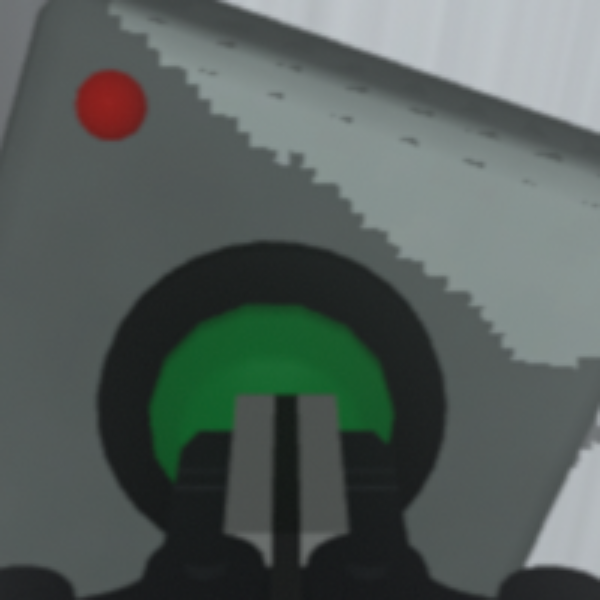

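Request:
{"fn": "apply_moves", "kwargs": {
  "targets": [0.012,0,0,0,0,0,0,0.012,0,0,0,0,0,0,0.012,0,0,0,0,0,0,-0.1,0,0,0,0,0,0,-0.25,0,0,0,0,0,0,-0.32,0,0,0,0,0,0,-0.32,0,0,0,0,0,0,-0.32,0,0,0,0,0,0]
}}

```text
clock: 45.95
eef_pos: [0.4808, -0.3586, 0.1004]
tool_rot: [-0.048, 0.705, 0.045, 0.707]
ft_force: [-0.1, 0.4, -0.6]
grip_width: 0.0
```

```bash
python3 - <<'E'
from h import *
snap('wrist','w32'); p,r,o=cur(); print(p,o['ft_force'])
for n in ('w30','w32'):
    rgb,d,T,K=load(n); W=cloud(d,T,K); hsv=cv2.cvtColor(rgb,cv2.COLOR_RGB2HSV)
    g=(cv2.inRange(hsv,(50,120,30),(75,255,255))>0)&np.isfinite(W[...,0])
    h=W[g&(np.hypot(W[...,0]-.479,W[...,1]+.357)<.008)]; pod=(np.hypot(W[...,0]-.479,W[...,1]+.357)>.03)&(np.hypot(W[...,0]-.479,W[...,1]+.357)<.048)&(W[...,2]<.055)&(W[...,2]>.035)
    print(n,'dome top z',np.median(h[:,2]),len(h),'pod top',np.median(W[pod][:,2]),pod.sum())
E
python3 chk.py 32
```

```text
[ 0.4796 -0.3577  0.0985] [-0.7885 -0.673  -0.2653]
w30 dome top z 0.0641870122443658 517 pod top 0.04423232258959901 9090
w32 dome top z 0.058175339665405584 496 pod top 0.04425997391677258 9337
c32 1650 clips y [0.0033 0.2387] x [-0.0202  0.0206] ztop [0.0087]
 bar x,y,z 291 [[-0.006063233017774962, 0.24886007338879315, 0.013047621449151208], [0.005129592410873296, 0.2676738224065976, 0.04312857693117909], [0.007570455620423936, 0.28480678955251937, 0.05711773062252785]]
s32 14 clips y [0.0872 0.2593] x [-0.0107  0.0174] ztop [0.0078]
 bar x,y,z 118 [[-0.005221304222472959, 0.28111147654713053, 0.010405123070142814], [0.0005107950470320717, 0.2857534221981918, 0.034001750916461904], [0.006944563499233172, 0.2907385914721226, 0.05351163880815717]]
```

View pics/c32.png

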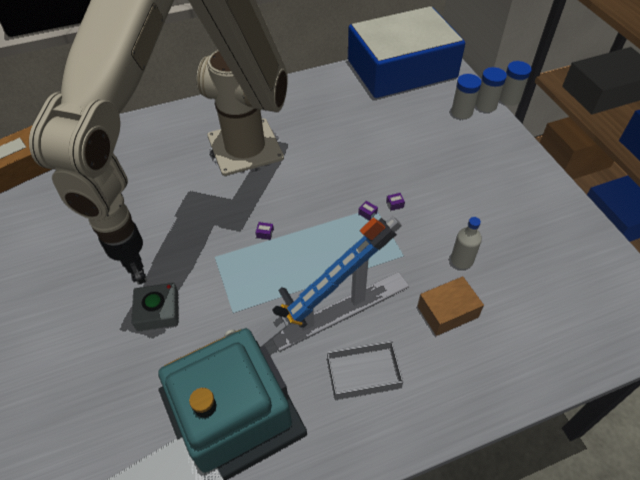

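View pics/c32c.png

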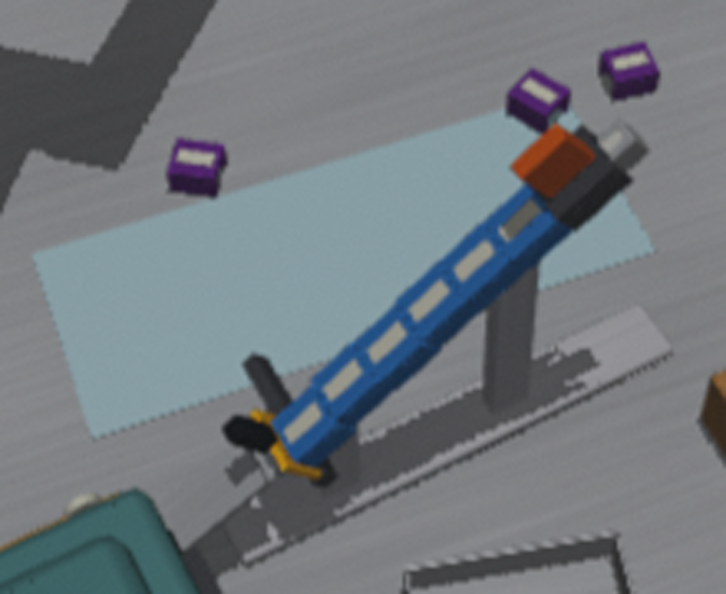

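The dome top went from 64.2 to 58.2 mm and stayed down. The queue and weight have not moved. One last gate check, then I'll hand in.

```bash
python3 - <<'E'
from h import *
rgb,d,T,K=load('s32'); W=cloud(d,T,K); hsv=cv2.cvtColor(rgb,cv2.COLOR_RGB2HSV); r=(W-OR)@RR
y=(cv2.inRange(hsv,(18,150,60),(32,255,255))>0)&(np.abs(r[...,0])<.09)&(np.abs(r[...,1])<.04)&(np.abs(r[...,2])<.07)
print('plate x',np.percentile(r[y][:,0],[1,99]),y.sum())
for n in ('0','32'):
    c=load('c32' if n=='32' else 'scene0')[0].astype(int)
    if n=='0': a=c
d0=np.abs(a-c).max(2); 
for nm,(x0,y0,x1,y1) in dict(bottle=(450,215,485,270),pan=(325,340,405,400),carton=(418,280,484,332)).items(): print(nm,np.mean(d0[y0:y1,x0:x1]>40))
print(bot.job_done())
E
```

```text
plate x [-0.0238  0.0248] 59
bottle 0.0
pan 0.0
carton 0.0
the job is handed in; nothing more can be done
None
```

The job is done and handed in at about 46 s of the 210 s. The hand-in gives no verdict, so the results below come from my own last images and readings.

- **Gate:** I gripped the knob and slid it about 47 mm until it met the stop at 12 N. At the end the plate spanned −24 to +25 mm across the rail, so it is closed.
- **Clips:** All six blue clips (three flat, three stood on end) were loaded at the high end. They sit astride the rail, back up, in a queue that ends about 0.24 m up. I left the purple look-alikes alone.
- **Weight:** It sits astride behind the last clip, centred about 0.267 m up the rail. It did not move between the two last checks.
- **Dome:** I pressed it last. Its top dropped from 64.2 to 58.2 mm (6 mm) and stayed down.
- **Bottle, pan and carton:** Comparing the first and last scene pictures showed no change at any of them.

Three checks failed or disagreed:

- **Finger length:** The first grasp of the knob closed on nothing. All three cameras showed the fingers ending about 41 mm behind the stated tool point, so I used that offset from then on.
- **Rail height:** The wrist camera put the rail face about 1.6 mm lower than the scene camera did. I allowed for that when lowering the parts.
- **Dome press:** While I was pressing, the readings showed a fingertip height of 62 mm against the expected 59 mm. I judged the dome from the before-and-after images instead.

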